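Pack a spare fan from the display peg into its job tub

ROBOT

A 6-joint arm with a two-finger parallel gripper is mounted at the origin on the work surface. World frame = base frame: x ahead of the robot, y to its left, z up, the work surface at z = 0. Lengths are in m, angles in rad, forces in N, time in s.
With the tool pointing down it reaches from about 0.35 to 0.725 m from the base axis. Payload 4.3 kg.
Tool frame: the origin (TCP) lies between the finger pads; the fingertips stand 19 mm ahead of it and the grasp point (between the pads) is the TCP; z points along the fingers, y is the direction in which the jaws open and shut (so a half turn about z gives the same grasp; the last joint's range is limited). The gripper opens to 85 mm and grips with 20 to 120 N. Pads are 22 mm wide; open, the fingers measure 114 mm over their backs; the gripper's body (76 mm by 85 mm) begins 54 mm behind the grasp point. The pads swing forward as they close: fully open they stand 13 mm farther back than shut.
Start: joints at [1.018, 0.377, 0.081, 1.274, 0, 1.46], TCP at [0.246, 0.52, 0.25] pointing down, gripper open.
Joint ranges: [-2.72, 2.72], [-0.84, 1.66], [-1.02, 1.22], [-1.77, 2.12], [-1.37, 1.28], [-3.14, 3.14]. Speed limits (rad/s): [2.57, 2.57, 3.14, 3.14, 3.14, 3.14].

INTERFACE

Orientations are given as a unit quaternion [w, x, y, z].
In Python, from rig import manip, optics gives the robot as it stands.
- The arm moves only by the tool move_arm, never from a script. Its argument "targets" is a list of rows, each an object of numbers: "grip": the closure in counts, from 0 (fully open) to 255 (shut); "x", "y", "z": the shift along the tool's x, y, z in cm; "ax", "ay", "az": the turn, a rotation vector about the tool's x, y, z in rad. In form: [{"grip": .., "x": .., "y": .., "z": .., "ax": .., "ay": .., "az": ..}, ...]. A call has 1 to 12 rows; each row shifts and turns the commanded pose from where the row before left it, along the tool's axes as they then stand; what a row does not reach is not made up. A row lasts 1/12 s, in which the tool goes at most 41.7 mm and 7.16 degrees, less where a joint would pass 70% of its speed; a pose out of reach is approached as far as the arm can. A call with a gripper value outside its range is refused whole. The fingers move at their own pace and stop on an object; "grip_force" is the grip in N (left out, the last holds). Time passes only in rows, so rows that do not move let the fingers close. It gives the time, the measured TCP pose, the force and the opening at its end, in the units of the state.
- manip.observe(): the state, without advancing time (a new reading comes with each control period).
- optics.snapshot(name): name is "scene" or "top"; returns the picture (384x512x3 uint8, blue, green, red); there is no depth.
- optics.get_calibration(name): a dict with "camera_matrix" (3x3 intrinsics, pixels), "k1" (the pictures are not rectified: a ray, as slopes to the right and down, at radius r is drawn at 1 + k1 r^2 times it, then the intrinsics apply), "R" (3x3) and "t" (3): a world point X has camera coordinates R X + t. Camera axes: x right, y down, z forward; pixel columns grow to the right and rows downward; lengths in m; the calibration is good to about 2 mm. A picture is of the moment at which its call begins. get_calibration takes no time and is no camera call.
- manip.close_job(): hands the job in, once; it reports no verdict.
The state is a dict: "clock": time; "joint_positions": joint angles; "joint_velocities": joint speeds; "tau": joint torques, N m; "tool_pos": TCP position; "ee_rot": TCP orientation; "force": force on the tool from outside, world axes, zero at the start; "moment": the same for the moment, N m; "opening": opening from 0.0 (shut) to 1.0 (fully open).
Only numpy, scipy, OpenCV 4.12 (cv2) and the standard library are available. Lean on these libraries where they do the work, as an engineer would, in place of code of your own. Each camera call takes 0.05 s, during which the arm holds its last target.

TASK

Take the carded fan off the display peg, lifting it over the peg's upturned tip without forcing or dropping it, and lay it down flat on the blue mat and let go of it. Then take it again and put it flat into the open white tub, and after that put the green lid on and press it down until it has snapped in, level and fully home all round. Do not disturb the multimeter, the bottle or the red spool.

Things in the scene. Friction and masses are not known exactly. Their poses are not given: they have to be found in the camera images.
- stand: Fixed display stand: dark 110 x 110 x 12 mm foot, round steel post (12 mm thick, 206 mm high), steel peg (6 mm thick). Origin: under the foot, on the post's axis. The peg runs along the stand's -x: its centre line is level at z = 200 mm out to x = -85 mm, then turns straight up to its tip at x = -100, z = 218 mm (round end, 3 mm radius).
- peg_tip (a point): Centre of the round end of the stand's upturned peg tip, 100 mm out from the post's axis and 218 mm up. Axes as the stand's.
- pack_mid (a point): Loose fan pack, 0.08-0.2 kg: yellow card 4 mm thick, 100 wide, 115 high; clear 56 x 56 mm box, 14 mm to each side of the card's middle plane (28 in all). Point: centre of the box and of the thickness, mid-width, 40 mm above the card's lower edge, 75 below its upper (header) edge. x: card's normal, y: width, z: to the header edge. Flat on a surface it is 14 mm above it.
- pack_slot (a point): Centre of the pack's hanging slot, 54 mm from pack_mid towards the header edge; same axes. The slot is 34 mm wide (y) and 22 mm high (z). Above it is a 10 mm strip of card, on each side 33 mm of plain card. The pack hangs with the slot's upper edge on the peg, its x roughly along the peg, 30 to 60 mm from the post's axis.
- tub: White open tub, fixed. Outside 136 (x) x 122 (y) x 52 mm high, walls and floor 4 mm. Origin: centre of its underside. The pack goes in flat, its length along the tub's x, header either way. 46 mm up, mid-wall on all four sides, round spring catches stand 5 mm into the mouth: they hold the lid 11 mm too high until about 8 to 15 N in all snaps it down past them.
- lid_grip (a point): Loose green lid, 0.1 kg. Plate 142 (x) x 128 (y) x 4 mm; plug below, 15 mm deep, 122 x 108 mm over its bead. On top a white bar handle, 60 (x) x 16 (y) x 24 mm high. Point: the handle's centre, 12 mm above the plate's top, 31 above the plug's foot. Fits with its x along the tub's x, either way round; fully home this point is 68 mm above the tub's origin.
- mat: Blue bench mat, fixed, 170 (x) x 220 (y) x 3 mm. Origin: centre of its underside.
- meter: Orange multimeter, loose, 130 x 70 x 39 mm, lying on the bench. Origin: centre of its underside. Not to be disturbed.
- bottle: Amber bottle with yellow cap, loose, 44 mm diameter, 100 mm high. Origin: centre of its underside. Not to be disturbed.
- spool: Red solder spool, loose, 60 mm diameter, 45 mm high. Origin: centre of its underside. Not to be disturbed.
Not all that is in view belongs to the job. What is meant by the part that bears lid_grip is not orange, pink or purple, and is the smaller of those in its own colour.

How it is judged:
By the outcome, as a careful person would: the job done as asked, in the order asked, and still so for the second after the job is handed in, with the robot touching nothing.
It also fails if it takes over 70 s, if anything falls off the work surface, if the arm or the gripper's body presses on something with over 40 N, if the wrist force passes 120 N, or if a joint passes its speed limit or range.

## Working session

There is one attempt and no reset: what is moved stays moved. The work goes in short steps, Python scripts to look and compute and a tool call to move; the robot and the scene stay as the last step left them, time stands still between calls to the robot, and variables do not carry over. Pictures are saved under pics/ and viewed, and the job is handed in when it is done.

Besides the shell and the picture viewer there is one more tool, called as a command line: name --argument value ..., lists and objects as JSON in quotes. move_arm: Moves the arm, as the interface text tells. Its arguments: {"type":"object","properties":{"targets":{"type":"array","items":{"type":"object","properties":{"grip":{"type":"number"},"x":{"type":"number"},"y":{"type":"number"},"z":{"type":"number"},"ax":{"type":"number"},"ay":{"type":"number"},"az":{"type":"number"}}}},"grip_force":{"type":"number"}},"required":["targets"]}

```bash
ls; mkdir -p pics; python3 - <<'E'
from rig import manip, optics
import cv2
print(manip.observe())
for n in("scene","top"):
    cv2.imwrite(f"pics/{n}0.png",optics.snapshot(n)); c=optics.get_calibration(n); print(n,c)
E
```

```text
pics
{'clock': 0.0, 'joint_positions': array([ 1.01770666e+00,  3.78069265e-01,  7.96665982e-02,  1.27438074e+00,
       -1.61668215e-05,  1.46054491e+00]), 'joint_velocities': array([ 5.65658852e-04, -4.21082067e-04, -9.13811312e-05, -3.21104490e-04,
       -8.94587076e-04, -3.51542153e-04]), 'tau': array([-1.00683552e-03, -4.63609993e+01,  2.69872123e+01,  2.09968560e-02,
       -3.27502594e-04,  1.36371136e-05]), 'tool_pos': array([0.24605179, 0.51904129, 0.24937304]), 'ee_rot': array([-3.15876017e-04,  2.19614205e-01,  9.75586292e-01, -9.42022235e-04]), 'force': array([ 0.40483803, -0.16946867, -1.34820556]), 'moment': array([ 0.03958084,  0.02808239, -0.02191502]), 'opening': 1.0002074358258013}
scene {'camera_matrix': array([[363.51341326,   0.        , 255.74572477],
       [  0.        , 363.51341326, 196.98597259],
       [  0.        ,   0.        ,   1.        ]]), 'k1': -0.021611113596587406, 'R': array([[ 0.87069321,  0.49171387, -0.01052636],
       [ 0.29358555, -0.5367942 , -0.79098642],
       [-0.39458948,  0.68561612, -0.61174315]]), 't': array([-0.44081053, -0.03938447,  1.38294768])}
top {'camera_matrix': array([[351.76119709,   0.        , 254.71432666],
       [  0.        , 351.76119709, 193.45080594],
       [  0.        ,   0.        ,   1.        ]]), 'k1': -0.10718563865769601, 'R': array([[-0.02370399, -0.99971569, -0.00258077],
       [-0.98307087,  0.02377833, -0.18167624],
       [ 0.18168596, -0.00176937, -0.98335501]]), 't': array([-9.00980999e-04,  5.46783184e-01,  1.42037767e+00])}
```

```bash
python3 - <<'E'
import cv2
for n in("scene","top"):
    i=cv2.imread(f"pics/{n}0.png"); cv2.imwrite(f"pics/{n}0b.png",cv2.resize(i,(800,600),interpolation=cv2.INTER_CUBIC))
E
```

```text
(no output)
```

View pics/scene0b.png

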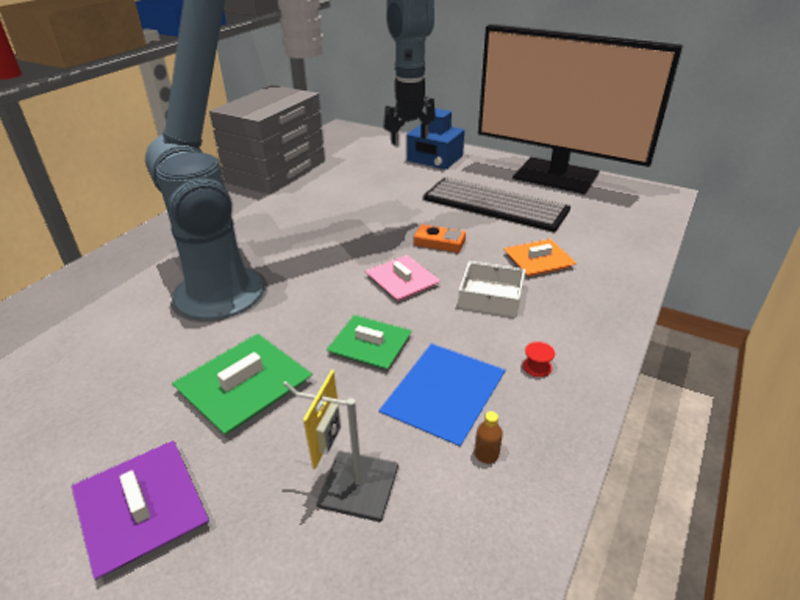

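View pics/top0b.png

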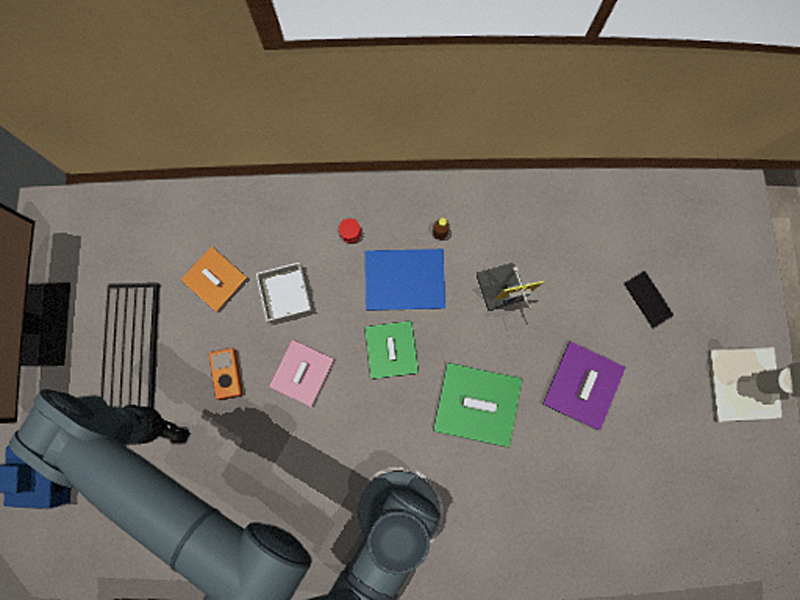

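The small green lid is at (390,350) in the top view and (370,340) in the scene view. The pack faces roughly along the peg, next to the stand. The tub is white and the mat blue. I'll measure all of these next.

```bash
cat > h.py <<'E'
import numpy as np, cv2
from rig import manip, optics
from scipy.spatial.transform import Rotation as Ro
C={n:optics.get_calibration(n) for n in("scene","top")}
def ray(n,uv):
    c=C[n];K=c["camera_matrix"]
    d=np.array([(uv[0]-K[0,2])/K[0,0],(uv[1]-K[1,2])/K[1,1]]);s=d.copy()
    for _ in range(30): s=d/(1+c["k1"]*(s@s))
    R=c["R"];o=-R.T@c["t"];v=R.T@np.array([s[0],s[1],1]);return o,v/np.linalg.norm(v)
def onz(n,uv,z):
    o,v=ray(n,uv);return o+v*(z-o[2])/v[2]
def tri(a,b):
    o1,v1=ray("scene",a);o2,v2=ray("top",b)
    s=np.linalg.lstsq(np.c_[v1,-v2],o2-o1,rcond=None)[0]
    p,q=o1+s[0]*v1,o2+s[1]*v2;return (p+q)/2,np.linalg.norm(p-q)
def proj(n,X):
    c=C[n];x=c["R"]@np.array(X)+c["t"];s=x[:2]/x[2];s=s*(1+c["k1"]*(s@s));K=c["camera_matrix"]
    return s*K[0,0]+K[:2,2]
def crop(img,x0,y0,x1,y1,name):
    i=img[y0:y1,x0:x1];f=min(800/i.shape[1],600/i.shape[0])
    cv2.imwrite("pics/"+name+".png",cv2.resize(i,None,fx=f,fy=f,interpolation=cv2.INTER_CUBIC));print(name,"scale",f)
def mask(img,lo,hi):
    return cv2.inRange(cv2.cvtColor(img,cv2.COLOR_BGR2HSV),np.array(lo),np.array(hi))
def blobs(m,amin=30):
    cs,_=cv2.findContours(m,cv2.RETR_EXTERNAL,cv2.CHAIN_APPROX_NONE)
    return [c for c in sorted(cs,key=cv2.contourArea,reverse=True) if cv2.contourArea(c)>=amin]
E
python3 - <<'E'
from h import *
S=cv2.imread("pics/scene0.png");T=cv2.imread("pics/top0.png")
crop(S,170,230,270,335,"sc_stand");crop(T,295,160,355,210,"top_stand")
crop(S,285,160,345,205,"sc_tub");crop(T,155,160,210,212,"top_tub")
np.set_printoptions(precision=4,suppress=True)
for nm,lo,hi in (("green",(45,80,60),(80,255,255)),("blue",(105,150,100),(120,255,255)),("yellow",(24,120,80),(34,255,255)),("red",(0,180,80),(5,255,255)),("orange",(8,150,120),(17,255,255))):
    for n,I in(("scene",S),("top",T)):
        for c in blobs(mask(I,lo,hi),15)[:5]:
            z=.003 if nm=="blue" else .019
            r=cv2.minAreaRect(c);print(nm,n,cv2.contourArea(c),np.round(r[0],1),np.round(r[1],1),"ctr@z",onz(n,r[0],z),"box",np.array([onz(n,p,z)[:2] for p in cv2.boxPoints(r)]).round(3).tolist())
E
```

```text
sc_stand scale 5.714285714285714
top_stand scale 12.0
sc_tub scale 13.333333333333334
top_tub scale 11.538461538461538
green scene 2808.0 [154.9 242.6] [46.3 77.4] ctr@z [ 0.271  -0.2147  0.019 ] box [[0.156, -0.289], [0.193, -0.028], [0.387, -0.14], [0.332, -0.361]]
green scene 1051.0 [235.8 217.8] [46.9 28.2] ctr@z [0.4281 0.004  0.019 ] box [[0.37, -0.066], [0.313, 0.066], [0.489, 0.077], [0.529, -0.05]]
green top 2102.0 [305.6 258.8] [49.7 44.6] ctr@z [ 0.2716 -0.2185  0.019 ] box [[0.207, -0.096], [0.386, -0.141], [0.337, -0.344], [0.159, -0.295]]
green top 959.5 [250.1 223.4] [33.5 30.7] ctr@z [0.4246 0.0083 0.019 ] box [[0.488, 0.081], [0.502, -0.049], [0.362, -0.063], [0.348, 0.065]]
blue scene 2775.5 [282.5 250. ] [55.4 62.9] ctr@z [ 0.6221 -0.039   0.003 ] box [[0.542, -0.142], [0.512, 0.126], [0.708, 0.072], [0.708, -0.168]]
blue scene 98.0 [285.3  86.5] [ 9.1 22.5] ctr@z [0.0438 1.1787 0.003 ] box [[-0.029, 1.163], [0.042, 1.321], [0.116, 1.194], [0.046, 1.049]]
blue scene 25.0 [282.5  72. ] [4. 9.] ctr@z [-0.084   1.4018  0.003 ] box [[-0.128, 1.423], [-0.075, 1.451], [-
[... 1302 characters left out ...]
scene 575.5 [345.6 164. ] [19.8 42.4] ctr@z [0.6409 0.4963 0.019 ] box [[0.546, 0.492], [0.676, 0.64], [0.732, 0.5], [0.609, 0.368]]
orange scene 247.5 [280.9 151.9] [32.  12.9] ctr@z [0.3707 0.4574 0.019 ] box [[0.322, 0.397], [0.279, 0.497], [0.421, 0.519], [0.455, 0.421]]
orange scene 96.0 [313.  276.2] [14.3  9.6] ctr@z [ 0.7467 -0.1022  0.019 ] box [[0.733, -0.125], [0.723, -0.092], [0.76, -0.079], [0.77, -0.112]]
orange top 836.5 [136.3 178.2] [30.6 29.6] ctr@z [0.6327 0.501  0.019 ] box [[0.631, 0.597], [0.729, 0.512], [0.634, 0.407], [0.539, 0.49]]
orange top 443.0 [143.3 238.8] [30.6 16.1] ctr@z [0.3689 0.4614 0.019 ] box [[0.428, 0.509], [0.438, 0.44], [0.311, 0.415], [0.3, 0.483]]
```

View pics/sc_stand.png

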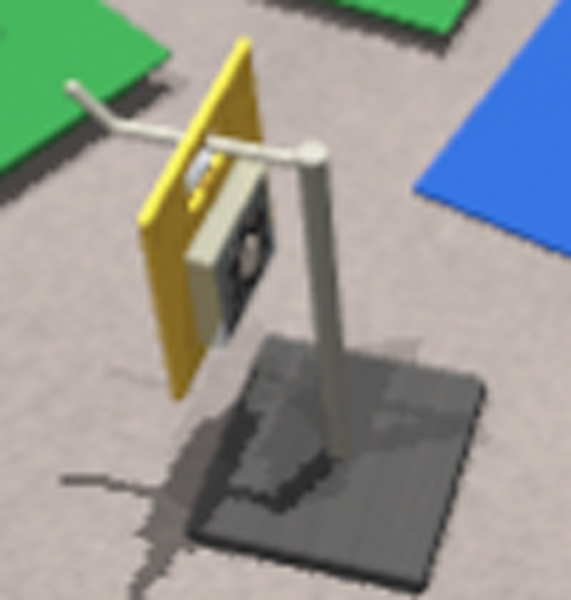

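View pics/top_stand.png

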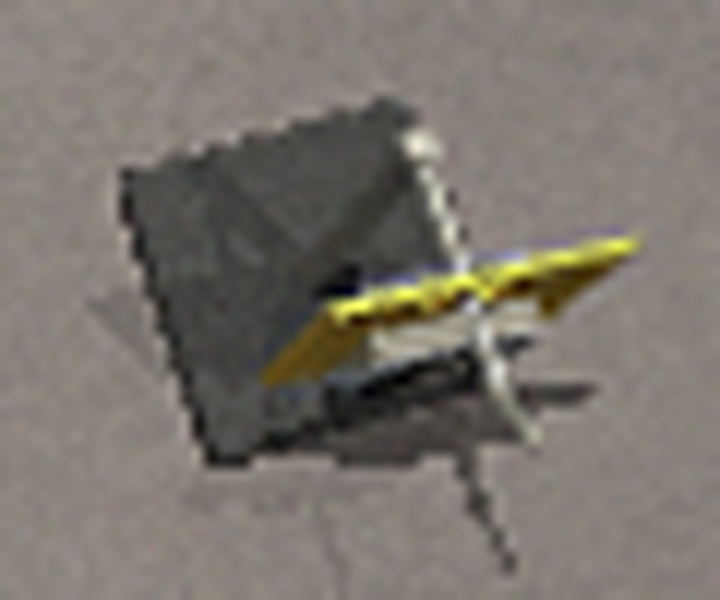

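View pics/sc_tub.png

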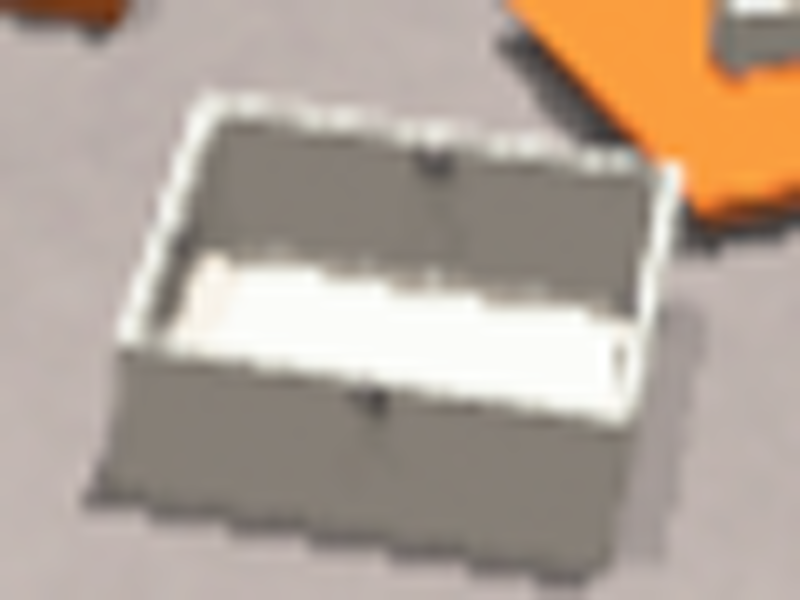

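View pics/top_tub.png

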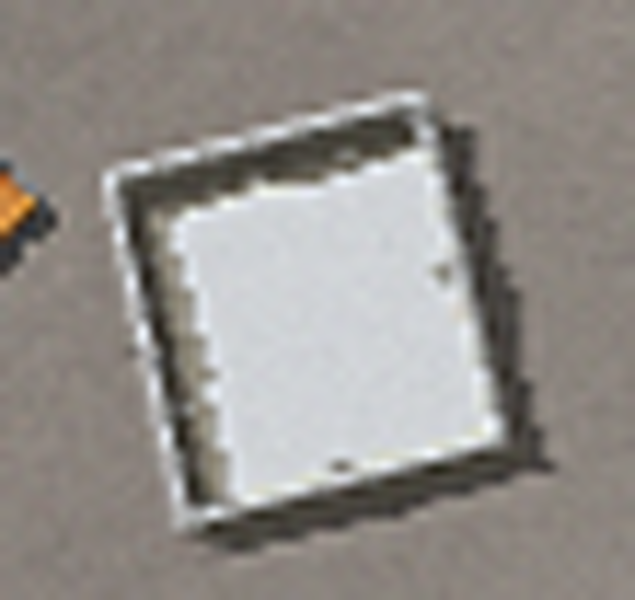

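```bash
python3 - <<'E'
from h import *
np.set_printoptions(precision=4,suppress=True)
def m(x0,y0,f,p): return (x0+(p[0]+.5)/f-.5,y0+(p[1]+.5)/f-.5)
ss=lambda p:m(170,230,5.7143,p); ts=lambda p:m(295,160,12,p)
st=lambda p:m(285,160,13.333,p); tt=lambda p:m(155,160,11.538,p)
for k,a,b in(("post",(313,155),(423,145)),("tip",(72,86),(533,440)),("hdr near",(145,220),(637,243)),("hdr far",(247,42),(333,308)),("low near",(178,400),(545,318)),("box?",(188,255),(540,300))):
    print(k,*tri(ss(a),ts(b)), "topplane .206/.218:",onz("top",ts(b),.206)[:2],onz("top",ts(b),.218)[:2])
print("post scene on .206",onz("scene",ss((313,155)),.206),"tip scene",onz("scene",ss((72,86)),.218))
for a,b in(((205,95),(107,172)),((680,170),(428,92)),((628,425),(507,445)),((125,345),(183,530))):
    print("tub",*tri(st(a),tt(b)),onz("top",tt(b),.052)[:2],onz("scene",st(a),.052)[:2])
S=cv2.imread("pics/scene0.png");T=cv2.imread("pics/top0.png")
crop(S,205,195,270,243,"sc_lid");crop(T,230,200,272,246,"top_lid")
E
```

```text
post [ 0.596  -0.2999  0.205 ] 0.001858617292483235 topplane .206/.218: [ 0.595  -0.3003] [ 0.5921 -0.2976]
tip [ 0.4983 -0.3252  0.218 ] 0.0019477965060529978 topplane .206/.218: [ 0.4997 -0.3289] [ 0.4976 -0.3259]
hdr near [ 0.5618 -0.3637  0.2115] 0.0033114305886186315 topplane .206/.218: [ 0.5618 -0.3664] [ 0.5592 -0.3631]
hdr far [ 0.5423 -0.2665  0.2132] 0.0015699599759826167 topplane .206/.218: [ 0.5432 -0.2684] [ 0.5407 -0.266 ]
low near [ 0.5611 -0.3614  0.0981] 0.0029625985050678425 topplane .206/.218: [ 0.5384 -0.3353] [ 0.536  -0.3323]
box? [ 0.5561 -0.3414  0.1645] 0.009190592040797193 topplane .206/.218: [ 0.5442 -0.3341] [ 0.5417 -0.3311]
post scene on .206 [ 0.5973 -0.3     0.206 ] tip scene [ 0.4991 -0.3246  0.218 ]
tub [0.5737 0.3188 0.1096] 0.11619098901198434 [0.6377 0.3705] [0.5069 0.3427]
tub [0.6584 0.2449 0.1281] 0.029926697814064485 [0.6648 0.2515] [0.639 0.371]
tub [0.6001 0.257  0.0126] 0.13204355635286355 [0.5321 0.2213] [0.6675 0.2511]
tub [ 0.5025  0.3504 -0.0371] 0.03559377592784031 [0.5037 0.3393] [0.5379 0.2207]
sc_lid scale 12.307692307692308
top_lid scale 13.043478260869565
```

View pics/sc_lid.png

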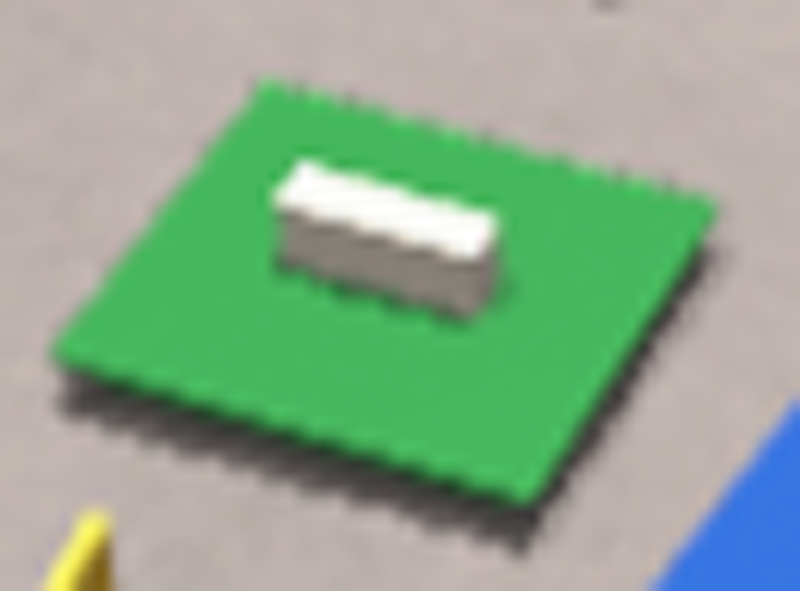

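View pics/top_lid.png

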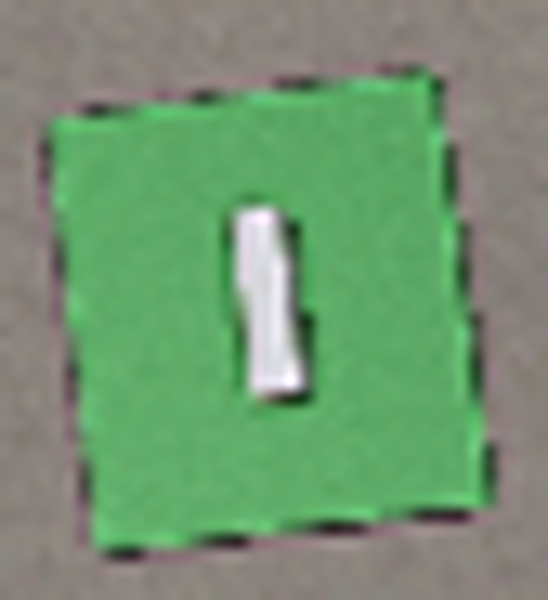

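```bash
cat >> h.py <<'E'
np.set_printoptions(precision=4,suppress=True)
def down(yaw):  # tool down, tool x at world yaw (deg)
    c,s=np.cos(np.radians(yaw)),np.sin(np.radians(yaw));return Ro.from_matrix(np.c_[[c,s,0],[s,-c,0],[0,0,-1]])
def pitched(yaw,up): # tool x at yaw, pitched up by up deg towards +x
    return down(yaw)*Ro.from_euler('y',up,degrees=True)
def cur():
    s=manip.observe();q=s["ee_rot"];return np.array(s["tool_pos"]),Ro.from_quat([q[1],q[2],q[3],q[0]]),s
def plan(p0,R0,wps,vmax=.0400,wmax=6.9):
    """wps: list of (p,R[,vmax]); prints tool-axis rows"""
    out=[]
    for w in wps:
        p1,R1=np.array(w[0],float),w[1];vm=w[2] if len(w)>2 else vmax
        rv=(R0.inv()*R1).as_rotvec();n=max(1,int(np.ceil(max(np.linalg.norm(p1-p0)/vm,np.degrees(np.linalg.norm(rv))/wmax))))
        pc,Rc=p0,R0
        for k in range(1,n+1):
            pt=p0+(p1-p0)*k/n;d=np.round(Rc.inv().apply(pt-pc)*100,2);a=np.round(rv/n,3)
            out.append((d,a));pc=pc+Rc.apply(d/100);Rc=Rc*Ro.from_rotvec(a)
        p0,R0=pc,Rc
    for i,(d,a) in enumerate(out): print(i,d,a)
    return p0,R0
def st():
    p,R,s=cur();m=R.as_matrix();print("t",round(s["clock"],2),"p",p,"x",m[:,0],"z",m[:,2],"q",s["joint_positions"],"F",s["force"].round(1),"op",round(s["opening"],3))
E
python3 - <<'E'
from h import *
p,R,s=cur()
plan(p,R,[((.40,-.10,.25),down(12))])
E
```

```text
0 [-1.93 -2.35  0.  ] [-0.     0.     0.119]
1 [-2.19 -2.1   0.  ] [-0.     0.     0.119]
2 [-2.42 -1.83  0.  ] [-0.     0.     0.119]
3 [-2.63 -1.53  0.01] [-0.     0.     0.119]
4 [-2.79 -1.21 -0.  ] [-0.     0.     0.119]
5 [-2.91 -0.87 -0.  ] [-0.     0.     0.119]
6 [-2.99 -0.51 -0.  ] [-0.     0.     0.119]
7 [-3.03 -0.16  0.  ] [-0.     0.     0.119]
8 [-3.03  0.21  0.  ] [-0.     0.     0.119]
9 [-2.99  0.56  0.  ] [-0.     0.     0.119]
10 [-2.9   0.92  0.01] [-0.     0.     0.119]
11 [-2.76  1.25 -0.  ] [-0.     0.     0.119]
12 [-2.6   1.57 -0.  ] [-0.     0.     0.119]
13 [-2.4   1.87 -0.  ] [-0.     0.     0.119]
14 [-2.16  2.14  0.  ] [-0.     0.     0.119]
15 [-1.88  2.38  0.  ] [-0.     0.     0.119]
16 [-1.59  2.59  0.  ] [-0.     0.     0.119]
17 [-1.27  2.76  0.  ] [-0.     0.     0.119]
18 [-0.94  2.89  0.01] [-0.     0.     0.119]
19 [-0.59  2.98 -0.  ] [-0.     0.     0.119]
20 [-0.22  3.03 -0.  ] [-0.     0.     0.119]
```

move_arm --targets '[{"grip": 0, "x": -1.93, "y": -2.35, "z": 0, "az": 0.119}, {"grip": 0, "x": -2.19, "y": -2.1, "az": 0.119}, {"grip": 0, "x": -2.42, "y": -1.83, "az": 0.119}, {"grip": 0, "x": -2.63, "y": -1.53, "az": 0.119}, {"grip": 0, "x": -2.79, "y": -1.21, "az": 0.119}, {"grip": 0, "x": -2.91, "y": -0.87, "az": 0.119}, {"grip": 0, "x": -2.99, "y": -0.51, "az": 0.119}, {"grip": 0, "x": -3.03, "y": -0.16, "az": 0.119}, {"grip": 0, "x": -3.03, "y": 0.21, "az": 0.119}, {"grip": 0, "x": -2.99, "y": 0.56, "az": 0.119}, {"grip": 0, "x": -2.9, "y": 0.92, "az": 0.119}, {"grip": 0, "x": -2.76, "y": 1.25, "az": 0.119}]'

```text
validation failed for argument at $.ta...
```

move_arm --targets '[{"grip": 0, "x": -2.6, "y": 1.57, "az": 0.119}, {"grip": 0, "x": -2.4, "y": 1.87, "az": 0.119}, {"grip": 0, "x": -2.16, "y": 2.14, "az": 0.119}, {"grip": 0, "x": -1.88, "y": 2.38, "az": 0.119}, {"grip": 0, "x": -1.59, "y": 2.59, "az": 0.119}, {"grip": 0, "x": -1.27, "y": 2.76, "az": 0.119}, {"grip": 0, "x": -0.94, "y": 2.89, "az": 0.119}, {"grip": 0, "x": -0.59, "y": 2.98, "az": 0.119}, {"grip": 0, "x": -0.22, "y": 3.03, "az": 0.119}]'

```text
validation failed for argument at $.ta...
```

```bash
python3 - <<'E'
from h import *
st()
p,R,s=cur()
plan(p,R,[((.39,-.25,.25),pitched(13,60)),((.40,-.34,.16),pitched(13,90))])
E
```

```text
t 0.1 p [0.2461 0.5191 0.2494] x [-0.9036  0.4285  0.0002] z [-0.001  -0.0016 -1.    ] q [ 1.0177  0.378   0.0798  1.2744 -0.      1.4605] F [-1.  -0.5 -0.5] op 1.003
0 [-2.09 -2.88  0.  ] [-0.057  0.02   0.099]
1 [-2.36 -2.65 -0.2 ] [-0.057  0.02   0.099]
2 [-2.6  -2.39 -0.39] [-0.057  0.02   0.099]
3 [-2.82 -2.09 -0.58] [-0.057  0.02   0.099]
4 [-3.   -1.77 -0.74] [-0.057  0.02   0.099]
5 [-3.13 -1.42 -0.9 ] [-0.057  0.02   0.099]
6 [-3.24 -1.04 -1.03] [-0.057  0.02   0.099]
7 [-3.31 -0.66 -1.14] [-0.057  0.02   0.099]
8 [-3.32 -0.26 -1.24] [-0.057  0.02   0.099]
9 [-3.31  0.13 -1.31] [-0.057  0.02   0.099]
10 [-3.24  0.54 -1.35] [-0.057  0.02   0.099]
11 [-3.14  0.94 -1.37] [-0.057  0.02   0.099]
12 [-3.01  1.31 -1.38] [-0.057  0.02   0.099]
13 [-2.83  1.68 -1.34] [-0.057  0.02   0.099]
14 [-2.62  2.03 -1.3 ] [-0.057  0.02   0.099]
15 [-2.38  2.35 -1.21] [-0.057  0.02   0.099]
16 [-2.1   2.64 -1.13] [-0.057  0.02   0.099]
17 [-1.81  2.89 -1.  ] [-0.057  0.02   0.099]
18 [-1.5   3.11 -0.87] [-0.057  0.02   0.099]
19 [-1.16  3.28 -0.71] [-0.057  0.02   0.099]
20 [-0.82  3.42 -0.53] [-0.057  0.02   0.099]
21 [-0.47  3.51 -0.36] [-0.057  0.02   0.099]
22 [-1.68  1.79  0.71] [-0.002  0.106  0.002]
23 [-1.74  1.78  0.54] [-0.002  0.106  0.002]
24 [-1.79  1.8   0.35] [-0.002  0.106  0.002]
25 [-1.8   1.79  0.17] [-0.002  0.106  0.002]
26 [-1.82  1.8  -0.03] [-0.002  0.106  0.002]
```

move_arm --targets '[{"grip": 0, "x": -1.93, "y": -2.35, "z": 0, "ax": 0, "ay": 0, "az": 0.119}, {"grip": 0, "x": -2.19, "y": -2.1, "z": 0, "ax": 0, "ay": 0, "az": 0.119}, {"grip": 0, "x": -2.42, "y": -1.83, "z": 0, "ax": 0, "ay": 0, "az": 0.119}, {"grip": 0, "x": -2.63, "y": -1.53, "z": 0, "ax": 0, "ay": 0, "az": 0.119}, {"grip": 0, "x": -2.79, "y": -1.21, "z": 0, "ax": 0, "ay": 0, "az": 0.119}, {"grip": 0, "x": -2.91, "y": -0.87, "z": 0, "ax": 0, "ay": 0, "az": 0.119}, {"grip": 0, "x": -2.99, "y": -0.51, "z": 0, "ax": 0, "ay": 0, "az": 0.119}, {"grip": 0, "x": -3.03, "y": -0.16, "z": 0, "ax": 0, "ay": 0, "az": 0.119}, {"grip": 0, "x": -3.03, "y": 0.21, "z": 0, "ax": 0, "ay": 0, "az": 0.119}, {"grip": 0, "x": -2.99, "y": 0.56, "z": 0, "ax": 0, "ay": 0, "az": 0.119}, {"grip": 0, "x": -2.9, "y": 0.92, "z": 0, "ax": 0, "ay": 0, "az": 0.119}, {"grip": 0, "x": -2.76, "y": 1.25, "z": 0, "ax": 0, "ay": 0, "az": 0.119}]'

```text
clock: 1.1
tool_pos: [0.334, 0.1644, 0.25]
ee_rot: [-0.0, 0.806, 0.591, -0.0]
force: [0.0, -0.1, -0.2]
opening: 0.999
```

move_arm --targets '[{"grip": 0, "x": -2.6, "y": 1.57, "z": 0, "ax": 0, "ay": 0, "az": 0.119}, {"grip": 0, "x": -2.4, "y": 1.87, "z": 0, "ax": 0, "ay": 0, "az": 0.119}, {"grip": 0, "x": -2.16, "y": 2.14, "z": 0, "ax": 0, "ay": 0, "az": 0.119}, {"grip": 0, "x": -1.88, "y": 2.38, "z": 0, "ax": 0, "ay": 0, "az": 0.119}, {"grip": 0, "x": -1.59, "y": 2.59, "z": 0, "ax": 0, "ay": 0, "az": 0.119}, {"grip": 0, "x": -1.27, "y": 2.76, "z": 0, "ax": 0, "ay": 0, "az": 0.119}, {"grip": 0, "x": -0.94, "y": 2.89, "z": 0, "ax": 0, "ay": 0, "az": 0.119}, {"grip": 0, "x": -0.59, "y": 2.98, "z": 0, "ax": 0, "ay": 0, "az": 0.119}, {"grip": 0, "x": -0.22, "y": 3.03, "z": 0, "ax": 0, "ay": 0, "az": 0.119}]'

```text
clock: 1.85
tool_pos: [0.4001, -0.101, 0.25]
ee_rot: [-0.0, 0.995, 0.097, -0.0]
force: [1.1, 0.1, -0.2]
opening: 0.998
```

```bash
python3 - <<'E'
from h import *
st()
p,R,s=cur()
plan(p,R,[((.38,-.28,.25),pitched(13,60)),((.39,-.35,.16),pitched(13,90))])
E
```

```text
t 1.85 p [ 0.4001 -0.101   0.25  ] x [ 0.9813  0.1923 -0.0004] z [-0.0005  0.0004 -1.    ] q [-0.4014  0.0508 -0.3356  1.1851  0.0002  2.5467] F [ 1.1  0.1 -0.2] op 0.998
0 [-0.6   1.91 -0.  ] [ 0.002  0.116 -0.003]
1 [-0.6   1.91 -0.08] [ 0.002  0.116 -0.003]
2 [-0.6   1.9  -0.14] [ 0.002  0.116 -0.003]
3 [-0.58  1.9  -0.22] [ 0.002  0.116 -0.003]
4 [-0.55  1.91 -0.29] [ 0.002  0.116 -0.003]
5 [-0.53  1.89 -0.36] [ 0.002  0.116 -0.003]
6 [-0.48  1.9  -0.42] [ 0.002  0.116 -0.003]
7 [-0.44  1.89 -0.48] [ 0.002  0.116 -0.003]
8 [-0.39  1.9  -0.52] [ 0.002  0.116 -0.003]
9 [-1.61  1.41  0.8 ] [ 0.     0.105 -0.001]
10 [-1.69  1.41  0.63] [ 0.     0.105 -0.001]
11 [-1.74  1.41  0.45] [ 0.     0.105 -0.001]
12 [-1.79  1.41  0.26] [ 0.     0.105 -0.001]
13 [-1.8   1.41  0.08] [ 0.     0.105 -0.001]
```

move_arm --targets '[{"grip": 0, "x": -0.6, "y": 1.91, "z": 0, "ax": 0, "ay": 0.116, "az": 0}, {"grip": 0, "x": -0.6, "y": 1.91, "z": -0.08, "ax": 0, "ay": 0.116, "az": 0}, {"grip": 0, "x": -0.6, "y": 1.9, "z": -0.14, "ax": 0, "ay": 0.116, "az": 0}, {"grip": 0, "x": -0.58, "y": 1.9, "z": -0.22, "ax": 0, "ay": 0.116, "az": 0}, {"grip": 0, "x": -0.55, "y": 1.9, "z": -0.29, "ax": 0, "ay": 0.116, "az": 0}, {"grip": 0, "x": -0.53, "y": 1.9, "z": -0.36, "ax": 0, "ay": 0.116, "az": 0}]'

```text
clock: 2.35
tool_pos: [0.3863, -0.2197, 0.2518]
ee_rot: [-0.032, 0.934, 0.094, 0.343]
force: [0.2, -0.7, -1.3]
opening: 0.997
```

```bash
python3 - <<'E'
from h import *
st()
E
```

```text
t 2.35 p [ 0.3863 -0.2197  0.2518] x [0.7475 0.1538 0.6462] z [ 0.6341  0.1246 -0.7631] q [-1.1001 -0.1511 -0.7134  0.7812  0.6708  1.9202] F [ 0.2 -0.7 -1.3] op 0.997
```

```bash
cat > fk.py <<'E'
from h import *
from scipy.optimize import least_squares
D=[([1.0177,.378,.0798,1.2744,0,1.4605],[.2461,.5191,.2494],[-.9036,.4285,0],[0,0,-1]),
([-.4014,.0508,-.3356,1.1851,.0002,2.5467],[.4001,-.101,.25],[.9813,.1923,0],[0,0,-1]),
([-1.1001,-.1511,-.7134,.7812,.6708,1.9202],[.3863,-.2197,.2518],[.7475,.1538,.6462],[.6341,.1246,-.7631])]
def fk(q,P,s5=1):
    h,L1,L2,a,b,d,d5,Lt,o1=P
    e=lambda t:np.array([np.sin(t),0,np.cos(t)]);y=np.array([0,1,0])
    psi=q[1]-q[2]+q[3];t0=np.array([np.cos(psi),0,-np.sin(psi)])
    t=t0*np.cos(q[4])+s5*y*np.sin(q[4])
    w=np.array([0,0,h])+L1*e(q[1]+a)+L2*e(q[1]-q[2]+b)+d*y+d5*e(psi)+Lt*t
    return Ro.from_euler('z',q[0]+o1).apply([w,t])
P0=np.array([.1625,.425,.392,0,1.57,.133,.1,.25,0])
sg=np.array([.05,.05,.05,.3,.3,.05,.05,.06,.2])
def fit(s5):
    def r(P):
        o=[]
        for q,p,x,z in D:
            f=fk(q,P,s5);o+=list((f[0]-p)/.001)+list((f[1]-z)/.003)
        return np.r_[o,(P-P0)/sg]
    return least_squares(r,P0)
if __name__=="__main__":
    for s5 in(1,-1):
        f=fit(s5);print(s5,f.cost,f.x)
        for q,p,x,z in D: print(fk(q,f.x,s5),p,z)
E
python3 fk.py
```

```text
1 28.543835352131406 [-0.1134  0.5358  0.3853 -0.0309  0.8682  0.0647  0.0335  0.2923 -0.0034]
[[ 0.2459  0.5177  0.2497]
 [-0.001  -0.0015 -1.    ]] [0.2461, 0.5191, 0.2494] [0, 0, -1]
[[ 0.4025 -0.102   0.2498]
 [-0.0006  0.0005 -1.    ]] [0.4001, -0.101, 0.25] [0, 0, -1]
[[ 0.3861 -0.2182  0.2519]
 [ 0.6345  0.1224 -0.7632]] [0.3863, -0.2197, 0.2518] [0.6341, 0.1246, -0.7631]
-1 1999.8577029836545 [ 0.7058 -0.379   0.1251 -0.1557 -1.1516 -0.2788 -0.2975  0.1696  2.6719]
[[ 0.2608  0.4858  0.2493]
 [ 0.0015  0.0009 -1.    ]] [0.2461, 0.5191, 0.2494] [0, 0, -1]
[[ 0.4352 -0.0841  0.2497]
 [ 0.0006 -0.0004 -1.    ]] [0.4001, -0.101, 0.25] [0, 0, -1]
[[ 0.3844 -0.2146  0.252 ]
 [ 0.6214  0.1771 -0.7632]] [0.3863, -0.2197, 0.2518] [0.6341, 0.1246, -0.7631]
```

```bash
python3 - <<'E'
from h import *
p,R,s=cur()
plan(p,R,[((.40,-.30,.20),pitched(13,70))])
E
```

```text
0 [-0.71  1.62  0.76] [ 0.005  0.104 -0.002]
1 [-0.79  1.63  0.68] [ 0.005  0.104 -0.002]
2 [-0.86  1.62  0.58] [ 0.005  0.104 -0.002]
3 [-0.92  1.63  0.49] [ 0.005  0.104 -0.002]
4 [-0.96  1.63  0.37] [ 0.005  0.104 -0.002]
```

move_arm --targets '[{"grip": 0, "x": -0.7, "y": 1.62, "z": 0.76, "ax": 0.005, "ay": 0.104, "az": 0}, {"grip": 0, "x": -0.8, "y": 1.62, "z": 0.68, "ax": 0.005, "ay": 0.104, "az": 0}, {"grip": 0, "x": -0.86, "y": 1.62, "z": 0.58, "ax": 0.005, "ay": 0.104, "az": 0}, {"grip": 0, "x": -0.92, "y": 1.62, "z": 0.49, "ax": 0.005, "ay": 0.104, "az": 0}, {"grip": 0, "x": -0.96, "y": 1.62, "z": 0.37, "ax": 0.005, "ay": 0.104, "az": 0}, {"grip": 0, "x": 0, "y": 0, "z": 0, "ax": 0, "ay": 0, "az": 0}]'

```text
clock: 2.85
tool_pos: [0.398, -0.2995, 0.1894]
ee_rot: [-0.075, 0.817, 0.079, 0.567]
force: [-0.8, 1.8, -0.9]
opening: 1.0
```

```bash
python3 - <<'E'
from fk import *
st()
p,R,s=cur();m=R.as_matrix()
D.append((s["joint_positions"],p,m[:,0],m[:,2]))
f=fit(1);print(f.cost,f.x)
LO=np.array([-2.72,-.84,-1.02,-1.77,-1.37,-3.14]);HI=-LO;HI[[1,2,3,4]]=1.66,1.22,2.12,1.28
for tgt,up in(((.42,-.33,.16),90),((.44,-.34,.145),90),((.54,-.318,.138),90),((.5,-.328,.17),90),((.44,-.34,.145),75),((.54,-.318,.138),75)):
    Rt=pitched(13,up).as_matrix()
    def r(q):
        k=fk(q,f.x);return np.r_[(k[0]-tgt)/.001,(k[1]-Rt[:,2])/.002]
    q=least_squares(r,s["joint_positions"][:5],bounds=(LO[:5],HI[:5]));print(tgt,up,q.x,q.cost)
E
```

```text
t 2.85 p [ 0.398  -0.2995  0.1894] x [0.3457 0.0438 0.9373] z [ 0.9136  0.2123 -0.3468] q [-1.3871  0.3122 -0.7747  0.6041  1.2139  1.4781] F [-0.8  1.8 -0.9] op 1.0
141.7765688818619 [ 0.2029  0.4364  0.3998  0.0306  1.4233  0.065  -0.0035  0.2932 -0.0052]
(0.42, -0.33, 0.16) 90 [-1.54    0.6867 -0.6796  1.7753  1.28  ] 3150.88978569643
(0.44, -0.34, 0.145) 90 [-1.5176  0.7408 -0.6183  1.7825  1.28  ] 4554.526920183315
(0.54, -0.318, 0.138) 90 [-1.0816  0.7443 -0.6072 -1.3514  1.28  ] 267.22602373916357
(0.5, -0.328, 0.17) 90 [-1.1208  0.6476 -0.6769 -1.3245  1.28  ] 1298.2191807466802
(0.44, -0.34, 0.145) 75 [-1.3215  0.5269 -0.6573  0.3226  1.28  ] 101.68828379854952
(0.54, -0.318, 0.138) 75 [-1.1008  0.5912 -0.5798 -0.3216  1.2189] 3.8451191339691164e-25
```

```bash
cat > ik.py <<'E'
from fk import *
D.append(([-1.3871,.3122,-.7747,.6041,1.2139,1.4781],[.398,-.2995,.1894],0,[.9136,.2123,-.3468]))
LO=np.array([-2.72,-.84,-1.02,-1.77,-1.37,-3.14]);HI=-LO;HI[[1,2,3,4]]=1.66,1.22,2.12,1.28
def getP(verbose=0):
    def r(P):
        o=[]
        for q,p,x,z in D:
            f=fk(q,P);o+=list((f[0]-p)/.001)+list((f[1]-z)/.003)
        return np.r_[o,(P-P0)/sg/5]
    f=least_squares(r,P0)
    if verbose:
        print(f.cost,f.x)
        for q,p,x,z in D:
            k=fk(q,f.x);print((k[0]-p)*1000,k[1]-z)
    return f.x
def ik(P,tgt,yaw,up,q0):
    Rt=pitched(yaw,up).as_matrix()
    def r(q):
        k=fk(q,P);return np.r_[(k[0]-tgt)/.001,(k[1]-Rt[:,2])/.002]
    q=least_squares(r,q0,bounds=(LO[:5],HI[:5]));return q.x,q.cost
if __name__=="__main__":
    P=getP(1);q0=cur()[2]["joint_positions"][:5]
    for t,y,u in(((.44,-.33,.145),0,80),((.44,-.33,.145),-8,80),((.44,-.33,.145),0,75),((.54,-.318,.138),8,80),((.54,-.318,.138),13,80),((.54,-.318,.138),0,90),((.49,-.33,.17),0,80),((.49,-.33,.17),0,90),((.6,-.04,.1),0,0),((.57,.29,.1),13,0)):
        print(t,y,u,*ik(P,t,y,u,q0))
E
python3 ik.py
```

```text
138.06643496183617 [ 0.2029  0.4366  0.4002  0.0326  1.4228  0.0649 -0.0049  0.2933 -0.0052]
[-2.0757 -5.8618  0.6902] [-0.001  -0.0015  0.    ]
[11.5148 -5.4966  0.2453] [-0.0006  0.0005  0.    ]
[-3.0122  7.4124 -1.329 ] [ 0.0006 -0.0033 -0.0001]
[ 1.4436 -1.2153  0.3928] [ 0.0011 -0.0047 -0.    ]
(0.44, -0.33, 0.145) 0 80 [-1.3158  0.5101 -0.866  -0.7565  1.2671] 3.3294144641485745e-26
(0.44, -0.33, 0.145) -8 80 [-1.2763  0.4741 -0.9618 -1.0349  1.1098] 1.7044480007827037e-26
(0.44, -0.33, 0.145) 0 75 [-1.3009  0.4466 -0.8563 -0.5056  1.2007] 9.772032327094336e-28
(0.54, -0.318, 0.138) 8 80 [-1.0972  0.6085 -0.6564 -0.765   1.2001] 1.0650392592461414e-25
(0.54, -0.318, 0.138) 13 80 [-1.1092  0.6351 -0.5901 -0.5658  1.28  ] 2.2928374338627053
(0.54, -0.318, 0.138) 0 90 [-1.0677  0.6962 -0.7534 -1.4496  1.073 ] 2.3125844789827653e-22
(0.49, -0.33, 0.17) 0 80 [-1.1869  0.4681 -0.8023 -0.8254  1.1556] 2.5158622119378582e-26
(0.49, -0.33, 0.17) 0 90 [-1.1978  0.5962 -0.8132 -1.4094  1.203 ] 2.16093389377081e-26
(0.6, -0.04, 0.1) 0 0 [-0.1695  0.5545 -0.0409  0.9754  0.    ] 1.3107590192123066e-26
(0.57, 0.29, 0.1) 13 0 [0.3742 0.6367 0.099  1.0331 0.    ] 3.1741644498367096e-26
```

```bash
python3 - <<'E'
from ik import *
P=getP();q0=cur()[2]["joint_positions"][:5]
for t,y,u in(((.42,-.27,.16),-3,90),((.45,-.25,.15),-3,90),((.50,-.27,.142),-3,90),((.50,-.32,.142),-3,90),((.53,-.32,.142),-3,90),((.48,-.335,.175),-3,90),((.45,-.335,.20),-3,90)):
    q,c=ik(P,t,y,u,q0);print(t,q,c)
p,R,s=cur();print(p)
Rz=Ro.from_euler('z',-90,degrees=True)
plan(p,R,[((.44,-.25,.16),pitched(-3,90)*Rz)])
E
```

```text
(0.42, -0.27, 0.16) [-1.314   0.5821 -1.02   -1.6076  1.28  ] 179.82106446630115
(0.45, -0.25, 0.15) [-1.201   0.6192 -1.02   -1.6461  1.1705] 191.04367995531757
(0.5, -0.27, 0.142) [-1.0818  0.6416 -0.9539 -1.5956  1.0347] 4.547230606947294e-26
(0.5, -0.32, 0.142) [-1.1456  0.6622 -0.8474 -1.5096  1.0985] 4.026595521563166e-26
(0.53, -0.32, 0.142) [-1.0731  0.6738 -0.7998 -1.4735  1.026 ] 3.1010699222798516e-23
(0.48, -0.335, 0.175) [-1.2121  0.5704 -0.8516 -1.422   1.165 ] 2.678053035488501e-26
(0.45, -0.335, 0.2) [-1.292   0.4863 -0.8919 -1.3782  1.2449] 3.5928303888851563e-26
[ 0.398  -0.2995  0.1894]
0 [-0.08 -0.27  0.42] [-0.035  0.005 -0.109]
1 [-0.05 -0.3   0.41] [-0.035  0.005 -0.109]
2 [-0.01 -0.31  0.4 ] [-0.035  0.005 -0.109]
3 [ 0.01 -0.33  0.39] [-0.035  0.005 -0.109]
4 [ 0.05 -0.34  0.38] [-0.035  0.005 -0.109]
5 [ 0.08 -0.34  0.37] [-0.035  0.005 -0.109]
6 [ 0.12 -0.34  0.35] [-0.035  0.005 -0.109]
7 [ 0.16 -0.34  0.35] [-0.035  0.005 -0.109]
8 [ 0.19 -0.34  0.33] [-0.035  0.005 -0.109]
9 [ 0.23 -0.32  0.32] [-0.035  0.005 -0.109]
10 [ 0.26 -0.31  0.32] [-0.035  0.005 -0.109]
11 [ 0.29 -0.29  0.3 ] [-0.035  0.005 -0.109]
12 [ 0.31 -0.26  0.29] [-0.035  0.005 -0.109]
13 [ 0.35 -0.24  0.29] [-0.035  0.005 -0.109]
```

```bash
python3 - <<'E'
from ik import *
P=getP();q0=cur()[2]["joint_positions"][:5]
for t,y,u in(((.43,-.28,.17),-3,70),((.49,-.27,.15),-3,82)):
    q,c=ik(P,t,y,u,q0);print(t,q,c)
p,R,s=cur();print(p)
Rz=Ro.from_euler('z',-90,degrees=True)
plan(p,R,[((.43,-.28,.17),pitched(-3,70)*Rz)])
E
```

```text
(0.43, -0.28, 0.17) [-1.2507  0.227  -0.9918 -0.4266  1.0696] 2.9906080917688047e-26
(0.49, -0.27, 0.15) [-1.1019  0.4852 -0.9744 -1.1821  1.0379] 1.3151453366491288e-24
[ 0.398  -0.2995  0.1894]
0 [-0.05 -0.09  0.31] [-0.016 -0.015 -0.115]
1 [-0.03 -0.1   0.31] [-0.016 -0.015 -0.115]
2 [-0.02 -0.1   0.3 ] [-0.016 -0.015 -0.115]
3 [ 0.   -0.11  0.31] [-0.016 -0.015 -0.115]
4 [ 0.02 -0.12  0.3 ] [-0.016 -0.015 -0.115]
5 [ 0.04 -0.12  0.3 ] [-0.016 -0.015 -0.115]
6 [ 0.05 -0.11  0.3 ] [-0.016 -0.015 -0.115]
7 [ 0.07 -0.12  0.29] [-0.016 -0.015 -0.115]
8 [ 0.09 -0.11  0.3 ] [-0.016 -0.015 -0.115]
9 [ 0.11 -0.1   0.28] [-0.016 -0.015 -0.115]
10 [ 0.12 -0.1   0.29] [-0.016 -0.015 -0.115]
11 [ 0.13 -0.08  0.28] [-0.016 -0.015 -0.115]
12 [ 0.15 -0.07  0.28] [-0.016 -0.015 -0.115]
```

move_arm --targets '[{"grip": 60, "x": 0, "y": 0, "z": 0.5, "ax": -0.016, "ay": -0.015, "az": -0.115}, {"grip": 60, "x": 0, "y": 0, "z": 0.5, "ax": -0.016, "ay": -0.015, "az": -0.115}, {"grip": 60, "x": 0, "y": 0, "z": 0.5, "ax": -0.016, "ay": -0.015, "az": -0.115}, {"grip": 60, "x": 0, "y": 0, "z": 0.5, "ax": -0.016, "ay": -0.015, "az": -0.115}, {"grip": 60, "x": 0, "y": 0, "z": 0.5, "ax": -0.016, "ay": -0.015, "az": -0.115}, {"grip": 60, "x": 0, "y": 0, "z": 0.5, "ax": -0.016, "ay": -0.015, "az": -0.115}, {"grip": 60, "x": 0, "y": 0, "z": 0.4, "ax": -0.016, "ay": -0.015, "az": -0.115}, {"grip": 60, "x": 0, "y": 0, "z": 0.4, "ax": -0.016, "ay": -0.015, "az": -0.115}, {"grip": 60, "x": 0, "y": 0, "z": 0.4, "ax": -0.016, "ay": -0.015, "az": -0.115}, {"grip": 60, "x": 0, "y": 0, "z": 0.4, "ax": -0.016, "ay": -0.015, "az": -0.115}, {"grip": 60, "x": 0, "y": 0, "z": 0.2, "ax": -0.016, "ay": -0.015, "az": -0.115}, {"grip": 60, "x": 0, "y": 0, "z": 0, "ax": -0.016, "ay": -0.015, "az": -0.115}]'

```text
clock: 3.85
tool_pos: [0.4358, -0.3274, 0.1994]
ee_rot: [0.365, 0.615, 0.558, 0.421]
force: [-0.3, -0.7, 0.2]
opening: 0.768
```

```bash
python3 - <<'E'
from ik import *
st()
p,R,s=cur()
Rz=Ro.from_euler('z',-90,degrees=True)
plan(p,R,[((.495,-.275,.143),pitched(-3,90)*Rz),((.505,-.32,.142),pitched(-3,90)*Rz)],vmax=.015)
for n in("scene","top"): I=optics.snapshot(n); cv2.imwrite(f"pics/{n}1.png",I); crop(I,*((150,170,310,290) if n=="scene" else (250,150,370,240)),n+"1c")
E
```

```text
t 3.85 p [ 0.4358 -0.3274  0.1994] x [0.023  0.9935 0.1111] z [ 0.9249  0.021  -0.3796] q [-1.2796  0.1539 -1.0194 -0.1765  1.1018  0.7477] F [-0.3 -0.7  0.2] op 0.768
0 [ 0.67 -0.5   1.1 ] [-0.056 -0.007 -0.015]
1 [ 0.69 -0.56  1.07] [-0.056 -0.007 -0.015]
2 [ 0.71 -0.6   1.03] [-0.056 -0.007 -0.015]
3 [ 0.72 -0.65  1.  ] [-0.056 -0.007 -0.015]
4 [ 0.74 -0.69  0.94] [-0.056 -0.007 -0.015]
5 [ 0.75 -0.73  0.91] [-0.056 -0.007 -0.015]
6 [ 0.77 -0.77  0.85] [-0.056 -0.007 -0.015]
7 [-1.11 -0.03  0.31] [-0. -0.  0.]
8 [-1.11 -0.02  0.31] [-0. -0.  0.]
9 [-1.11 -0.03  0.3 ] [-0. -0.  0.]
10 [-1.11 -0.02  0.31] [-0. -0.  0.]
scene1c scale 5.0
top1c scale 6.666666666666667
```

View pics/scene1c.png

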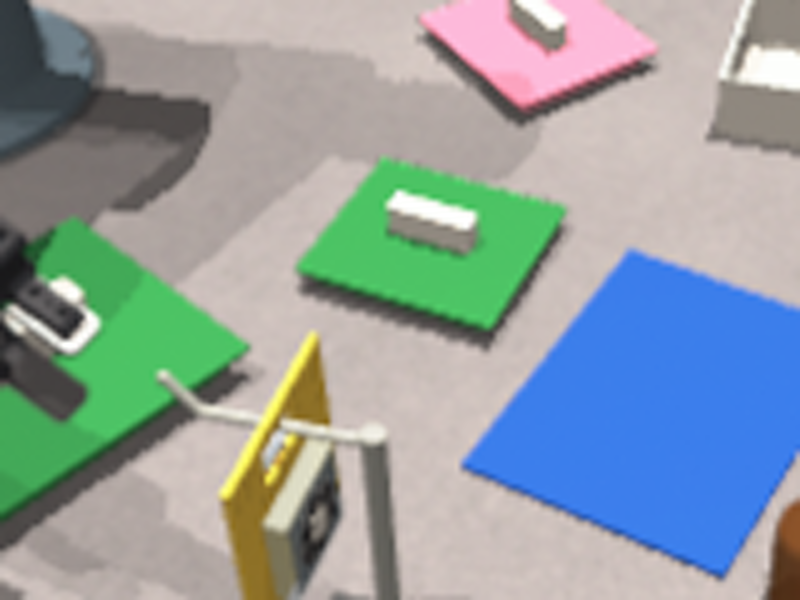

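View pics/top1c.png

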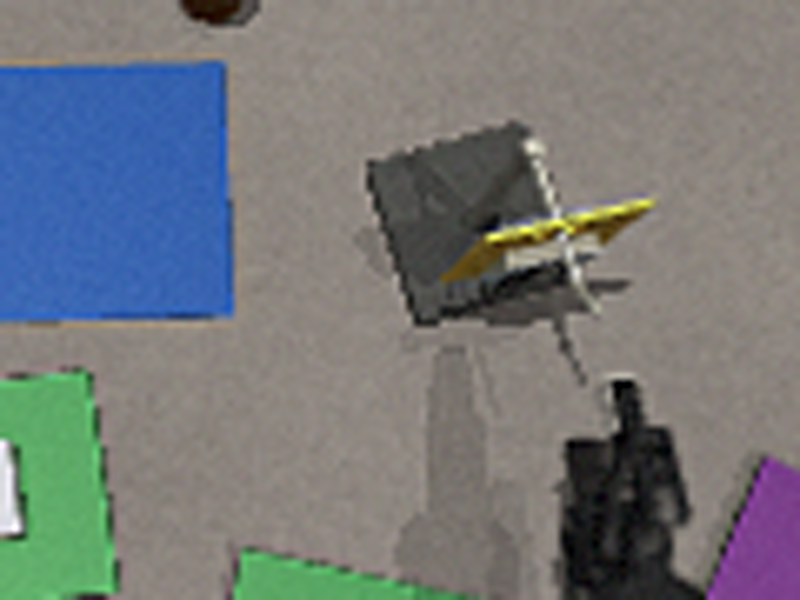

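```bash
python3 - <<'E'
from ik import *
P=getP();q0=cur()[2]["joint_positions"][:5];print(fk(q0,P)[0])
for t,y,u in(((.455,-.33,.16),-3,80),((.48,-.33,.145),-3,90),((.505,-.325,.142),-3,90)):
    q,c=ik(P,t,y,u,q0);print(t,q,c)
p,R,s=cur()
Rz=Ro.from_euler('z',-90,degrees=True)
plan(p,R,[((.455,-.33,.158),pitched(-3,80)*Rz),((.485,-.325,.142),pitched(-3,90)*Rz),((.505,-.322,.142),pitched(-3,90)*Rz)],vmax=.012)
E
```

```text
[ 0.4137 -0.2504  0.1759]
(0.455, -0.33, 0.16) [-1.2623  0.4593 -0.8854 -0.876   1.1762] 4.786537764909902e-26
(0.48, -0.33, 0.145) [-1.2073  0.6522 -0.8548 -1.507   1.1602] 7.158399954518638e-23
(0.505, -0.325, 0.142) [-1.1388  0.6666 -0.8288 -1.4953  1.0917] 2.737228733394435e-26
0 [-0.16 -0.76  0.84] [-0.055 -0.015 -0.026]
1 [-0.13 -0.81  0.8 ] [-0.055 -0.015 -0.026]
2 [-0.09 -0.85  0.75] [-0.055 -0.015 -0.026]
3 [-0.06 -0.9   0.71] [-0.055 -0.015 -0.026]
4 [ 0.22 -0.35  1.07] [-0.058  0.001 -0.   ]
5 [ 0.22 -0.42  1.04] [-0.058  0.001 -0.   ]
6 [ 0.22 -0.48  1.02] [-0.058  0.001 -0.   ]
7 [0.2  0.   0.99] [ 0. -0. -0.]
8 [0.2  0.   0.99] [ 0. -0. -0.]
```

```bash
cat > fk.py <<'E'
from h import *
from scipy.optimize import least_squares
D=[([1.0177,.378,.0798,1.2744,0,1.4605],[.2461,.5191,.2494],[-.9036,.4285,0],[0,0,-1]),
([-.4014,.0508,-.3356,1.1851,.0002,2.5467],[.4001,-.101,.25],[.9813,.1923,0],[0,0,-1]),
([-1.1001,-.1511,-.7134,.7812,.6708,1.9202],[.3863,-.2197,.2518],[.7475,.1538,.6462],[.6341,.1246,-.7631]),
([-1.3871,.3122,-.7747,.6041,1.2139,1.4781],[.398,-.2995,.1894],0,[.9136,.2123,-.3468]),
([-1.2796,.1539,-1.0194,-.1765,1.1018,.7477],[.4358,-.3274,.1994],0,[.9249,.021,-.3796])]
def fk(q,P):
    h,L1,L2,a,b,d,d5,Lt,o1,f,g=P
    e=lambda t:np.array([np.sin(t),0,np.cos(t)]);y=np.array([0,1,0])
    psi=q[1]-q[2]+q[3];t0=np.array([np.cos(psi),0,-np.sin(psi)])
    t=t0*np.cos(q[4])+y*np.sin(q[4]);sd=-t0*np.sin(q[4])+y*np.cos(q[4])
    w=np.array([0,0,h])+L1*e(q[1]+a)+L2*e(q[1]-q[2]+b)+d*y+d5*e(psi)+f*t0+Lt*t+g*sd
    return Ro.from_euler('z',q[0]+o1).apply([w,t])
P0=np.array([.1625,.425,.392,0,1.57,.1,.1,.25,0,0,0])
sg=np.array([.05,.05,.05,.3,.3,.1,.1,.06,.1,.1,.1])*5
E
sed -i '2d' ik.py; python3 ik.py
```

```text
0.22307408911285181 [ 0.2594  0.4979  0.3902  0.0006  1.383   0.0634 -0.0001  0.2916 -0.
  0.1381 -0.0001]
[-0.0028  0.0208 -0.0038] [-0.0009 -0.0015  0.    ]
[-0.0312  0.0279 -0.0005] [-0.0006  0.0005  0.    ]
[-0.0418 -0.0543 -0.0028] [-0.     -0.     -0.0001]
[ 0.0117 -0.0049  0.0111] [-0.  0. -0.]
[ 0.0207  0.0163 -0.0041] [ 0. -0.  0.]
(0.44, -0.33, 0.145) 0 80 [-1.342   0.4423 -1.02   -0.4831  1.28  ] 1547.581656166465
(0.44, -0.33, 0.145) -8 80 [-1.4055  0.4215 -1.02   -0.4547  1.28  ] 4959.805674749304
(0.44, -0.33, 0.145) 0 75 [-1.3424  0.3954 -1.02   -0.3752  1.241 ] 753.2451021244437
(0.54, -0.318, 0.138) 8 80 [-1.101   0.6581 -1.02   -1.1269  1.2119] 152.44804421465278
(0.54, -0.318, 0.138) 13 80 [-1.1106  0.6377 -0.9879 -0.9739  1.28  ] 0.03210001317696921
(0.54, -0.318, 0.138) 0 90 [-1.078   0.9056 -1.02   -1.77    1.1337] 2245.681189476135
(0.49, -0.33, 0.17) 0 80 [-1.2217  0.4646 -1.02   -0.7983  1.2193] 1614.2519413918733
(0.49, -0.33, 0.17) 0 90 [-1.197   0.8733 -1.02   -1.77    1.2711] 3093.5352161504416
(0.6, -0.04, 0.1) 0 0 [-0.172   0.5114 -0.1097  0.9498  0.    ] 8.779350476689915e-28
(0.57, 0.29, 0.1) 13 0 [0.3715 0.5829 0.0136 1.0015 0.    ] 1.4402966747949725e-26
```

```bash
cat > scan.py <<'E'
from ik import *
P=getP()
rng=np.random.default_rng(0)
def reach(t,z,n=12):
    best=None
    for k in range(n):
        q0=LO[:5]+(HI-LO)[:5]*rng.uniform(.1,.9,5)
        def r(q):
            a=fk(q,P);return np.r_[(a[0]-t)/.001,(a[1]-z)/.002]
        q=least_squares(r,q0,bounds=(LO[:5],HI[:5]),max_nfev=60)
        if best is None or q.cost<best[1]: best=(q.x,q.cost)
        if best[1]<.01: break
    return best
E
python3 - <<'E'
from scan import *
for z in(.138,.165):
  for t in((.53,-.32,z),(.48,-.335,z)):
    print(t)
    for y in range(-60,61,15):
        print(y,[("ok" if reach(t,pitched(y,u).as_matrix()[:,2])[1]<.01 else "--") for u in(30,45,60,70,80,90)])
E
```

```text
(0.53, -0.32, 0.138)
-60 ['ok', 'ok', '--', '--', '--', '--']
-45 ['ok', 'ok', '--', '--', '--', '--']
-30 ['ok', 'ok', '--', '--', '--', '--']
-15 ['ok', 'ok', '--', '--', '--', '--']
0 ['ok', 'ok', 'ok', '--', '--', '--']
15 ['ok', 'ok', 'ok', 'ok', '--', '--']
30 ['ok', 'ok', 'ok', 'ok', '--', '--']
45 ['ok', 'ok', 'ok', 'ok', 'ok', '--']
60 ['ok', 'ok', 'ok', 'ok', '--', '--']
(0.48, -0.335, 0.138)
-60 ['ok', 'ok', '--', '--', '--', '--']
-45 ['ok', '--', '--', '--', '--', '--']
-30 ['ok', '--', '--', '--', '--', '--']
-15 ['ok', 'ok', '--', '--', '--', '--']
0 ['ok', 'ok', 'ok', '--', '--', '--']
15 ['ok', 'ok', 'ok', 'ok', '--', '--']
30 ['ok', 'ok', 'ok', 'ok', '--', '--']
45 ['ok', 'ok', 'ok', 'ok', 'ok', '--']
60 ['ok', 'ok', 'ok', 'ok', 'ok', '--']
(0.53, -0.32, 0.165)
-60 ['ok', 'ok', '--', '--', '--', '--']
-45 ['ok', 'ok', '--', '--', '--', '--']
-30 ['ok', 'ok', '--', '--', '--', '--']
-15 ['ok', 'ok', '--', '--', '--', '--']
0 ['ok', 'ok', 'ok', '--', '--', '--']
15 ['ok', 'ok', 'ok', 'ok', '--', '--']
30 ['ok', 'ok', 'ok', 'ok', '--', '--']
45 ['ok', 'ok', 'ok', 'ok', 'ok', '--']
60 ['ok', 'ok', 'ok', 'ok', '--', '--']
(0.48, -0.335, 0.165)
-60 ['ok', 'ok', '--', '--', '--', '--']
-45 ['ok', 'ok', '--', '--', '--', '--']
-30 ['ok', 'ok', '--', '--', '--', '--']
-15 ['ok', 'ok', '--', '--', '--', '--']
0 ['ok', 'ok', 'ok', '--', '--', '--']
15 ['ok', 'ok', 'ok', 'ok', '--', '--']
30 ['ok', 'ok', 'ok', 'ok', '--', '--']
45 ['ok', 'ok', 'ok', 'ok', 'ok', '--']
60 ['ok', 'ok', 'ok', 'ok', '--', '--']
```

```bash
cat >> scan.py <<'E'
def chk(p,R,q0):
    def r(q):
        a=fk(q,P);return np.r_[(a[0]-p)/.001,(a[1]-R.as_matrix()[:,2])/.002]
    q=least_squares(r,np.clip(q0,LO[:5]+1e-3,HI[:5]-1e-3),bounds=(LO[:5],HI[:5]));return q.x,q.cost
E
python3 - <<'E'
from scan import *
p,R,s=cur();q=s["joint_positions"][:5]
for t,y,u in(((.43,-.335,.19),13,68),((.45,-.338,.176),13,70),((.50,-.327,.158),13,70),((.531,-.320,.146),13,70),((.531,-.320,.146),12,72),((.531,-.320,.146),9,70),((.49,-.33,.15),13,70),((.47,-.335,.18),13,70),((.45,-.335,.22),13,70)):
    q,c=chk(t,pitched(y,u),q);print(t,y,u,q,round(c,3))
plan(p,R,[((.432,-.338,.185),pitched(13,70))],vmax=.012)
E
```

```text
(0.43, -0.335, 0.19) 13 68 [-1.3206  0.3266 -0.7135  0.4732  1.1862] 0.0
(0.45, -0.338, 0.176) 13 70 [-1.2861  0.3668 -0.747   0.2995  1.2172] 0.0
(0.5, -0.327, 0.158) 13 70 [-1.171   0.3947 -0.8318 -0.0971  1.1829] 0.0
(0.531, -0.32, 0.146) 13 70 [-1.1026  0.4355 -0.862  -0.3076  1.1493] 0.0
(0.531, -0.32, 0.146) 12 72 [-1.1071  0.4576 -0.9087 -0.4543  1.1693] 0.0
(0.531, -0.32, 0.146) 9 70 [-1.0908  0.4277 -0.9514 -0.5253  1.0998] 0.0
(0.49, -0.33, 0.15) 13 70 [-1.1943  0.4109 -0.8251 -0.054   1.1922] 0.0
(0.47, -0.335, 0.18) 13 70 [-1.2405  0.3517 -0.7714  0.1712  1.2073] 0.0
(0.45, -0.335, 0.22) 13 70 [-1.2841  0.2833 -0.7096  0.4153  1.2169] 0.0
0 [-0.1  -0.11  0.02] [0.011 0.014 0.114]
1 [-0.11 -0.1   0.01] [0.011 0.014 0.114]
2 [-0.12 -0.09  0.02] [0.011 0.014 0.114]
3 [-0.13 -0.07  0.01] [0.011 0.014 0.114]
4 [-0.14 -0.06  0.01] [0.011 0.014 0.114]
5 [-0.14 -0.04  0.01] [0.011 0.014 0.114]
6 [-0.15 -0.02  0.01] [0.011 0.014 0.114]
7 [-0.15 -0.01  0.01] [0.011 0.014 0.114]
8 [-0.15  0.02  0.01] [0.011 0.014 0.114]
9 [-0.15  0.02  0.  ] [0.011 0.014 0.114]
10 [-0.14  0.05  0.  ] [0.011 0.014 0.114]
11 [-0.14  0.06  0.  ] [0.011 0.014 0.114]
```

move_arm --targets '[{"grip": 0, "x": -0.1, "y": -0.1, "z": 0, "ax": 0.011, "ay": 0.014, "az": 0.114}, {"grip": 0, "x": -0.1, "y": -0.1, "z": 0, "ax": 0.011, "ay": 0.014, "az": 0.114}, {"grip": 0, "x": -0.1, "y": -0.1, "z": 0, "ax": 0.011, "ay": 0.014, "az": 0.114}, {"grip": 0, "x": -0.1, "y": 0, "z": 0, "ax": 0.011, "ay": 0.014, "az": 0.114}, {"grip": 0, "x": -0.1, "y": 0, "z": 0, "ax": 0.011, "ay": 0.014, "az": 0.114}, {"grip": 0, "x": -0.1, "y": 0, "z": 0, "ax": 0.011, "ay": 0.014, "az": 0.114}, {"grip": 0, "x": -0.1, "y": 0, "z": 0, "ax": 0.011, "ay": 0.014, "az": 0.114}, {"grip": 0, "x": -0.1, "y": 0, "z": 0, "ax": 0.011, "ay": 0.014, "az": 0.114}, {"grip": 0, "x": -0.1, "y": 0, "z": 0, "ax": 0.011, "ay": 0.014, "az": 0.114}, {"grip": 0, "x": -0.1, "y": 0, "z": 0, "ax": 0.011, "ay": 0.014, "az": 0.114}, {"grip": 0, "x": -0.1, "y": 0, "z": 0, "ax": 0.011, "ay": 0.014, "az": 0.114}, {"grip": 0, "x": -0.1, "y": 0, "z": 0, "ax": 0.011, "ay": 0.014, "az": 0.114}]'

```text
clock: 4.95
tool_pos: [0.4322, -0.3346, 0.1888]
ee_rot: [-0.071, 0.815, 0.089, 0.568]
force: [0.1, -0.6, 0.5]
opening: 0.997
```

```bash
python3 - <<'E'
from scan import *
st()
p,R,s=cur()
Rt=pitched(13,70);mid=np.array([.552,-.3155,.138])
print("tool z",Rt.as_matrix()[:,2])
plan(p,R,[(mid-Rt.as_matrix()[:,2]*.085,Rt)],vmax=.012)
E
```

```text
t 4.95 p [ 0.4322 -0.3346  0.1888] x [0.3398 0.0653 0.9382] z [ 0.9131  0.2164 -0.3457] q [-1.3232  0.3492 -0.7137  0.4672  1.2175  1.6289] F [ 0.1 -0.6  0.5] op 0.997
tool z [ 0.9156  0.2114 -0.342 ]
0 [-0.15  0.22  1.15] [-0.001  0.001 -0.003]
1 [-0.15  0.21  1.16] [-0.001  0.001 -0.003]
2 [-0.16  0.22  1.15] [-0.001  0.001 -0.003]
3 [-0.16  0.21  1.15] [-0.001  0.001 -0.003]
```

move_arm --targets '[{"grip": 0, "x": -0.15, "y": 0.22, "z": 1.15, "ax": 0, "ay": 0, "az": 0}, {"grip": 0, "x": -0.15, "y": 0.22, "z": 1.15, "ax": 0, "ay": 0, "az": 0}, {"grip": 0, "x": -0.16, "y": 0.22, "z": 1.15, "ax": 0, "ay": 0, "az": 0}, {"grip": 0, "x": -0.16, "y": 0.22, "z": 1.15, "ax": 0, "ay": 0, "az": 0}, {"grip": 0, "x": 0, "y": 0, "z": 0, "ax": 0, "ay": 0, "az": 0}]'

```text
clock: 5.37
tool_pos: [0.4748, -0.3329, 0.1663]
ee_rot: [-0.069, 0.815, 0.092, 0.568]
force: [-0.4, -0.0, -0.2]
opening: 0.998
```

```bash
python3 - <<'E'
from scan import *
st()
p,R,s=cur()
Rt=pitched(13,70);mid=np.array([.552,-.3155,.138])
for n in("scene","top"): I=optics.snapshot(n); cv2.imwrite(f"pics/{n}2.png",I); crop(I,*((150,210,270,310) if n=="scene" else (290,150,370,210)),n+"2c"); print(n,"mid",proj(n,mid),"tcp",proj(n,p))
plan(p,R,[(mid-Rt.as_matrix()[:,2]*.026,Rt)],vmax=.010)
E
```

```text
t 5.37 p [ 0.4748 -0.3329  0.1663] x [0.3385 0.0724 0.9382] z [ 0.9128  0.2169 -0.3461] q [-1.2281  0.3784 -0.7817  0.1228  1.2015  1.886 ] F [-0.4 -0.  -0.2] op 0.998
scene2c scale 6.0
scene mid [206.7038 273.788 ] tcp [174.9103 258.6846]
top2c scale 10.0
top mid [330.7603 186.2659] tcp [338.013  204.3511]
0 [0.01 0.01 0.97] [-0.001  0.001 -0.001]
1 [0.01 0.02 0.96] [-0.001  0.001 -0.001]
2 [0.02 0.01 0.97] [-0.001  0.001 -0.001]
3 [0.   0.01 0.97] [-0.001  0.001 -0.001]
4 [0.01 0.01 0.96] [-0.001  0.001 -0.001]
5 [0.01 0.   0.97] [-0.001  0.001 -0.001]
```

View pics/scene2c.png

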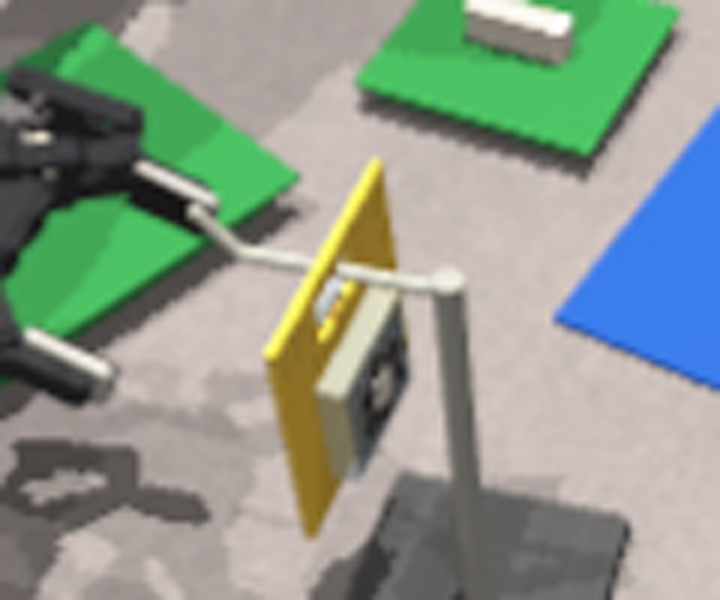

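View pics/top2c.png

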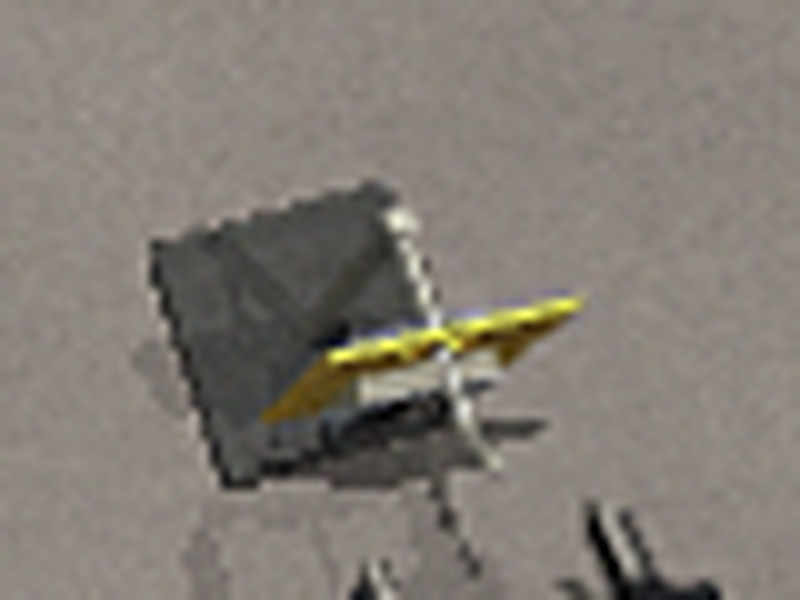

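move_arm --targets '[{"grip": 0, "x": 0, "y": 0, "z": 0.97, "ax": 0, "ay": 0, "az": 0}, {"grip": 0, "x": 0, "y": 0, "z": 0.97, "ax": 0, "ay": 0, "az": 0}, {"grip": 0, "x": 0, "y": 0, "z": 0.97, "ax": 0, "ay": 0, "az": 0}, {"grip": 0, "x": 0, "y": 0, "z": 0.97, "ax": 0, "ay": 0, "az": 0}, {"grip": 0, "x": 0, "y": 0, "z": 0.97, "ax": 0, "ay": 0, "az": 0}, {"grip": 0, "x": 0, "y": 0, "z": 0.97, "ax": 0, "ay": 0, "az": 0}, {"grip": 0, "x": 0, "y": 0, "z": 0, "ax": 0, "ay": 0, "az": 0}]'

```text
clock: 6.05
tool_pos: [0.5274, -0.3211, 0.1462]
ee_rot: [-0.068, 0.815, 0.092, 0.568]
force: [-0.9, -0.1, 0.9]
opening: 0.998
```

```bash
python3 - <<'E'
from scan import *
st()
p,R,s=cur()
for n in("scene","top"): I=optics.snapshot(n); cv2.imwrite(f"pics/{n}3.png",I); crop(I,*((150,210,270,310) if n=="scene" else (290,150,370,210)),n+"3c")
E
```

```text
t 6.05 p [ 0.5274 -0.3211  0.1462] x [0.338  0.0725 0.9383] z [ 0.9131  0.2163 -0.3457] q [-1.1107  0.4323 -0.8491 -0.26    1.1535  2.1683] F [-0.9 -0.1  0.9] op 0.998
scene3c scale 6.0
top3c scale 10.0
```

View pics/scene3c.png

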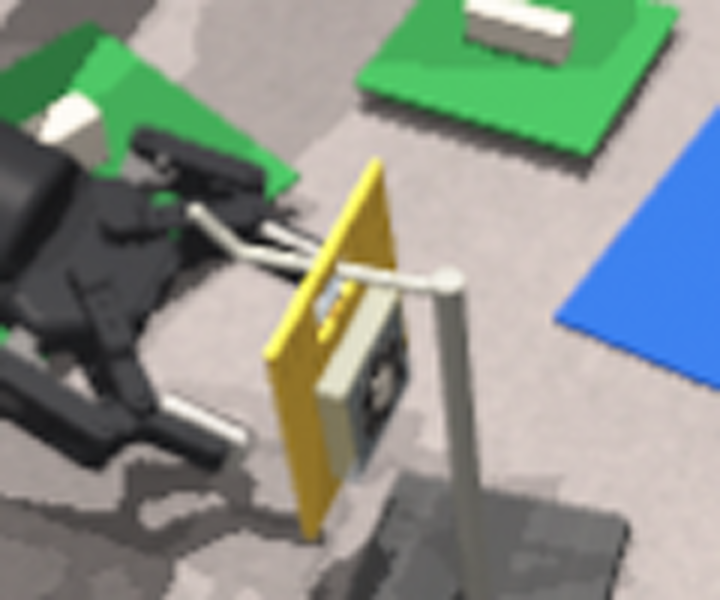

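View pics/top3c.png

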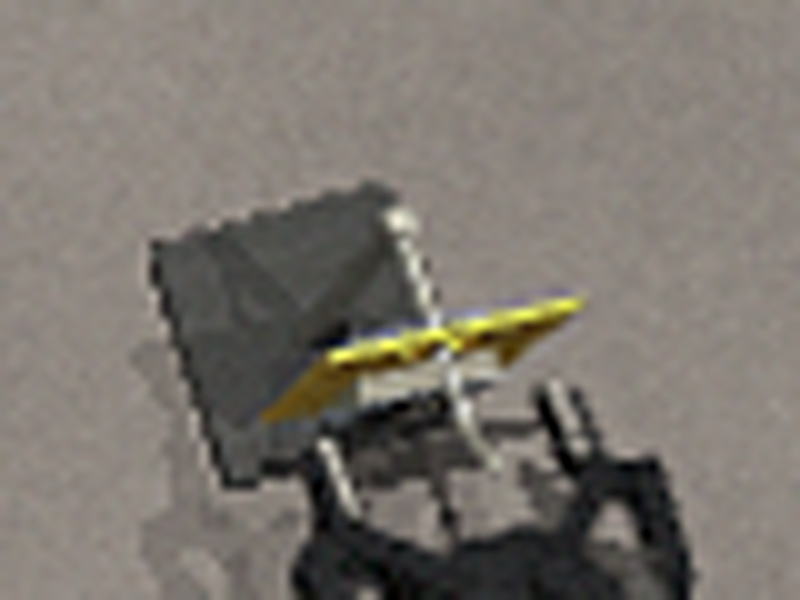

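move_arm --grip_force 25 --targets '[{"grip": 60, "x": 0, "y": 0, "z": 0, "ax": 0, "ay": 0, "az": 0}, {"grip": 70, "x": 0, "y": 0, "z": 0, "ax": 0, "ay": 0, "az": 0}, {"grip": 80, "x": 0, "y": 0, "z": 0, "ax": 0, "ay": 0, "az": 0}, {"grip": 90, "x": 0, "y": 0, "z": 0, "ax": 0, "ay": 0, "az": 0}, {"grip": 100, "x": 0, "y": 0, "z": 0, "ax": 0, "ay": 0, "az": 0}, {"grip": 110, "x": 0, "y": 0, "z": 0, "ax": 0, "ay": 0, "az": 0}, {"grip": 130, "x": 0, "y": 0, "z": 0, "ax": 0, "ay": 0, "az": 0}]'

```text
clock: 6.73
tool_pos: [0.5271, -0.3218, 0.1462]
ee_rot: [-0.068, 0.815, 0.092, 0.568]
force: [0.5, 0.9, -0.0]
opening: 0.49
```

```bash
python3 - <<'E'
from scan import *
st()
for n in("scene","top"): I=optics.snapshot(n); cv2.imwrite(f"pics/{n}4.png",I); crop(I,*((150,210,270,310) if n=="scene" else (290,150,370,210)),n+"4c")
E
```

```text
t 6.73 p [ 0.5271 -0.3218  0.1462] x [0.3378 0.0731 0.9384] z [ 0.9134  0.2153 -0.3456] q [-1.1118  0.4326 -0.8489 -0.2602  1.1536  2.1674] F [ 0.5  0.9 -0. ] op 0.49
scene4c scale 6.0
top4c scale 10.0
```

View pics/scene4c.png

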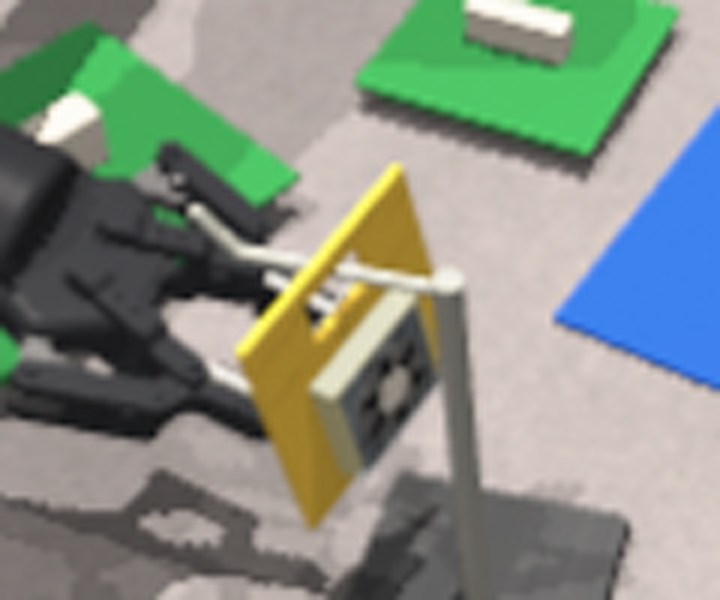

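View pics/top4c.png

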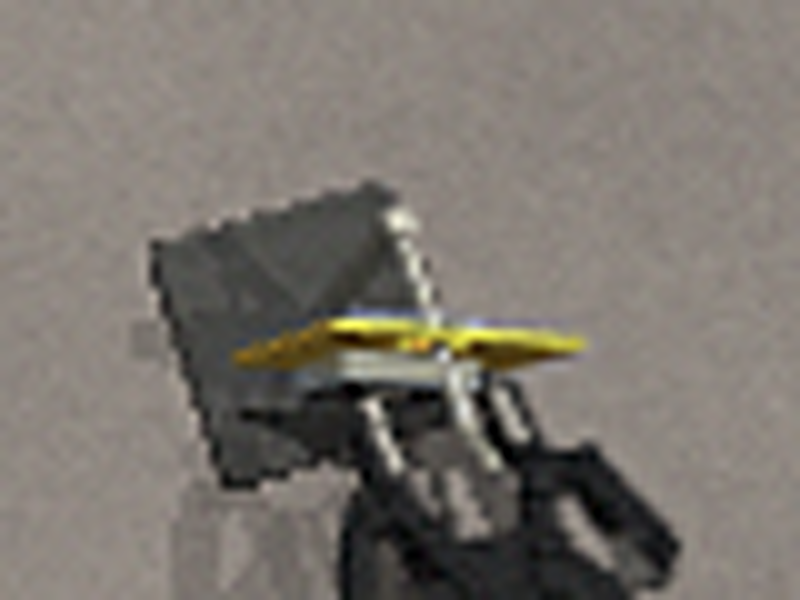

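move_arm --targets '[{"grip": 90, "x": 0, "y": 0, "z": 0, "ax": 0, "ay": 0, "az": 0}, {"grip": 40, "x": 0, "y": 0, "z": -0.2, "ax": 0, "ay": 0, "az": 0}, {"grip": 0, "x": 0, "y": 0, "z": -0.3, "ax": 0, "ay": 0, "az": 0}, {"grip": 0, "x": 0, "y": 0, "z": 0, "ax": 0, "ay": 0, "az": 0}, {"grip": 0, "x": 0, "y": 0, "z": 0, "ax": 0, "ay": 0, "az": 0}, {"grip": 0, "x": 0, "y": 0, "z": 0, "ax": 0, "ay": 0, "az": 0}, {"grip": 0, "x": 0, "y": 0, "z": 0, "ax": 0, "ay": 0, "az": 0}]'

```text
clock: 7.42
tool_pos: [0.5225, -0.3228, 0.1479]
ee_rot: [-0.068, 0.815, 0.092, 0.568]
force: [-0.7, 0.6, 0.6]
opening: 0.999
```

```bash
python3 - <<'E'
from scan import *
st()
for n in("scene","top"): I=optics.snapshot(n); cv2.imwrite(f"pics/{n}5.png",I); crop(I,*((150,210,270,310) if n=="scene" else (290,150,370,210)),n+"5c")
E
```

```text
t 7.42 p [ 0.5225 -0.3228  0.1479] x [0.3376 0.0732 0.9384] z [ 0.9134  0.2155 -0.3454] q [-1.1217  0.4263 -0.8452 -0.231   1.1589  2.1462] F [-0.7  0.6  0.6] op 0.999
scene5c scale 6.0
top5c scale 10.0
```

View pics/scene5c.png

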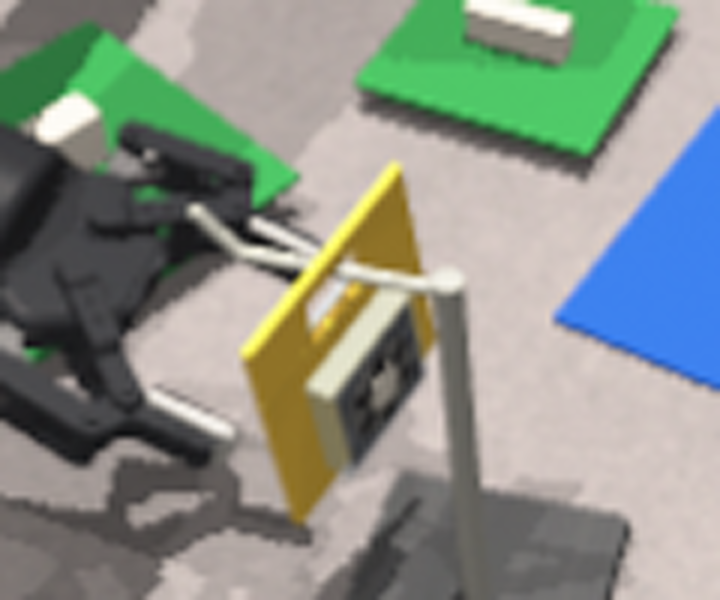

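View pics/top5c.png

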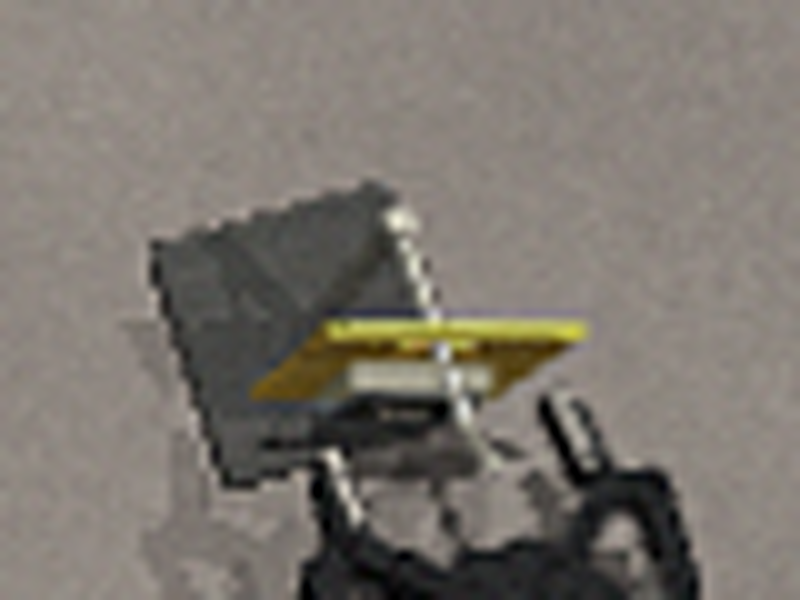

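```bash
cat >> h.py <<'E'
def mm(x0,y0,f,p): return (x0+(p[0]+.5)/f-.5,y0+(p[1]+.5)/f-.5)
E
python3 - <<'E'
from h import *
S=lambda p:mm(150,210,6,p);T=lambda p:mm(290,150,10,p)
a=tri(S((245,354)),T((588,329)));b=tri(S((398,167)),T((326,323)))
print(a,b);v=b[0]-a[0];n=np.array([v[1],-v[0]]);n/=np.linalg.norm(n);print("len",np.linalg.norm(v),"normal yaw",np.degrees(np.arctan2(n[1],n[0])),"mid",(a[0]+b[0])/2)
# lower corners
print("low near",onz("scene",S((298,522)),.098),"low far scene?")
# box front top edge in top view at z ~ .166
for q in((350,378),(492,372)): print(onz("top",T(q),.166))
print("post",onz("top",T((400,217)),.206),"tip",onz("top",T((492,462)),.218))
E
```

```text
(array([ 0.552 , -0.367 ,  0.2078]), np.float64(0.0025290565319973078)) (array([ 0.5533, -0.2667,  0.2173]), np.float64(0.0010379925059536823))
len 0.10073268651718993 normal yaw -0.6997119292826752 mid [ 0.5526 -0.3169  0.2125]
low near [ 0.554  -0.3551  0.098 ] low far scene?
[ 0.5427 -0.2847  0.166 ]
[ 0.5437 -0.3404  0.166 ]
post [ 0.5965 -0.2994  0.206 ] tip [ 0.4994 -0.3253  0.218 ]
```

```bash
python3 - <<'E'
from scan import *
T=lambda p:mm(290,150,10,p)
p,R,s=cur()
for q in((328,450),(552,392)):
    X=onz("top",T(q),.155);print(X,R.inv().apply(X-p)*1000)
p0=np.array([.553,-.310,.138])
q=s["joint_positions"][:5]
for y,u in((6,66),(6,68),(8,70),(10,70),(3,65)):
    Rt=pitched(y,u);q1,c=chk(p0-Rt.as_matrix()[:,2]*.018,Rt,q);q2,c2=chk(p0-Rt.as_matrix()[:,2]*.018+[-.06,-.017,.03],Rt,q);print(y,u,q1,round(c,2),round(c2,2))
E
```

```text
[ 0.5165 -0.2766  0.155 ] [  7.9956 -46.3495   1.9728]
[ 0.5374 -0.3664  0.155 ] [ 8.48   45.7938  1.708 ]
6 66 [-1.0421  0.3713 -0.9771 -0.5235  0.9839] 0.0 0.0
6 68 [-1.0511  0.4012 -1.0022 -0.6169  1.0132] 0.0 0.0
8 70 [-1.0683  0.4335 -0.9884 -0.6239  1.0727] 0.0 0.0
10 70 [-1.0761  0.4337 -0.947  -0.5228  1.1016] 0.0 0.0
3 65 [-1.022   0.3531 -1.016  -0.5943  0.9222] 0.0 0.0
```

```bash
python3 - <<'E'
from scan import *
p,R,s=cur()
p0=np.array([.553,-.311,.138]);Rt=pitched(8,70)
print(p0-Rt.as_matrix()[:,2]*.0195)
plan(p,R,[(p0-Rt.as_matrix()[:,2]*.030,Rt),(p0-Rt.as_matrix()[:,2]*.0195,Rt)],vmax=.006)
E
```

```text
[ 0.5349 -0.3136  0.1447]
0 [ 0.09 -0.35  0.19] [-0.043  0.002  0.013]
1 [ 0.08 -0.36  0.18] [-0.043  0.002  0.013]
2 [ 0.   -0.    0.53] [-0. -0. -0.]
3 [ 0.   -0.    0.52] [-0. -0. -0.]
```

move_arm --grip_force 40 --targets '[{"grip": 0, "x": 0.09, "y": -0.35, "z": 0.19, "ax": -0.043, "ay": 0.002, "az": 0.013}, {"grip": 0, "x": 0.08, "y": -0.35, "z": 0.18, "ax": -0.043, "ay": 0.002, "az": 0.013}, {"grip": 0, "x": 0, "y": 0, "z": 0.53, "ax": 0, "ay": 0, "az": 0}, {"grip": 0, "x": 0, "y": 0, "z": 0.52, "ax": 0, "ay": 0, "az": 0}, {"grip": 0, "x": 0, "y": 0, "z": 0, "ax": 0, "ay": 0, "az": 0}, {"grip": 40, "x": 0, "y": 0, "z": 0, "ax": 0, "ay": 0, "az": 0}, {"grip": 60, "x": 0, "y": 0, "z": 0, "ax": 0, "ay": 0, "az": 0}, {"grip": 75, "x": 0, "y": 0, "z": 0, "ax": 0, "ay": 0, "az": 0}, {"grip": 85, "x": 0, "y": 0, "z": 0, "ax": 0, "ay": 0, "az": 0}, {"grip": 95, "x": 0, "y": 0, "z": 0, "ax": 0, "ay": 0, "az": 0}, {"grip": 105, "x": 0, "y": 0, "z": 0, "ax": 0, "ay": 0, "az": 0}]'

```text
clock: 8.43
tool_pos: [0.5349, -0.3142, 0.145]
ee_rot: [-0.04, 0.817, 0.057, 0.572]
force: [-0.2, -1.0, 0.2]
opening: 0.645
```

```bash
python3 - <<'E'
from scan import *
st()
for n in("scene","top"): I=optics.snapshot(n); cv2.imwrite(f"pics/{n}6.png",I); crop(I,*((150,210,270,310) if n=="scene" else (290,150,370,210)),n+"6c")
E
```

```text
t 8.43 p [ 0.5349 -0.3142  0.145 ] x [0.3383 0.0475 0.9398] z [ 0.9307  0.1307 -0.3416] q [-1.0732  0.4314 -0.9845 -0.6122  1.0763  2.4017] F [-0.2 -1.   0.2] op 0.645
scene6c scale 6.0
top6c scale 10.0
```

View pics/scene6c.png

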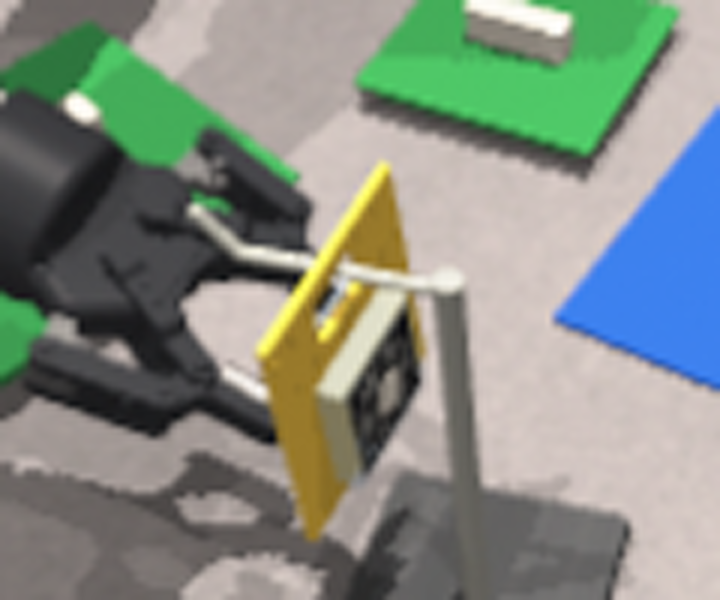

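View pics/top6c.png

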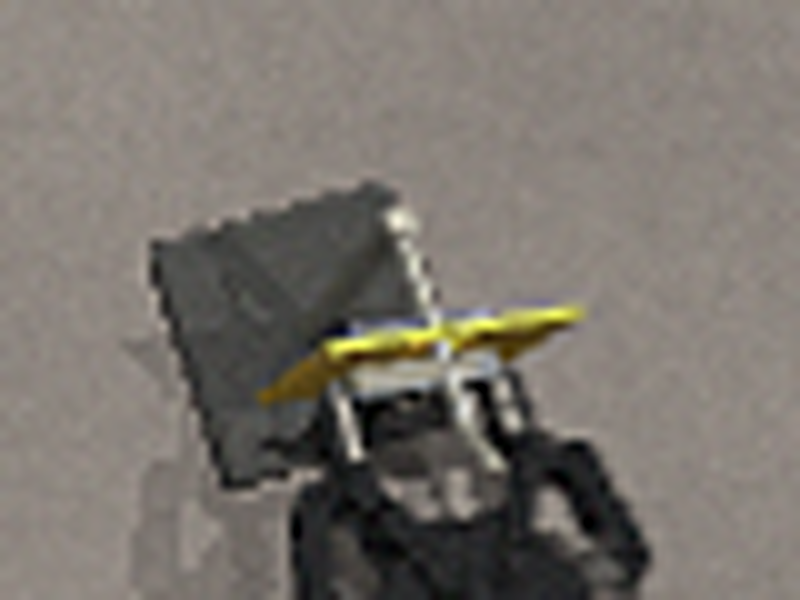

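```bash
python3 - <<'E'
from scan import *
p,R,s=cur();u=np.array([-.967,-.256,0]);k=np.array([0,0,1.])
w=[p+.006*k]; w.append(w[-1]+.040*u+.0005*k); w.append(w[-1]+.0165*u+.020*k); w.append(w[-1]+.015*u+.018*k); w.append(w[-1]+.03*u+.05*k)
q=s["joint_positions"][:5]
for x in w: q,c=chk(x,R,q);print(x,q,c)
plan(p,R,[(x,R) for x in w],vmax=.007)
E
```

```text
[ 0.5349 -0.3142  0.151 ] [-1.073   0.415  -0.9809 -0.5924  1.0761] 1.2807434130175118e-26
[ 0.4962 -0.3244  0.1515] [-1.1647  0.3824 -0.9684 -0.4071  1.1352] 8.474091755303838e-27
[ 0.4803 -0.3286  0.1715] [-1.2037  0.3229 -0.9383 -0.2458  1.1569] 1.9259299443872359e-26
[ 0.4658 -0.3325  0.1895] [-1.2397  0.2767 -0.9036 -0.092   1.1748] 5.055566104016494e-26
[ 0.4368 -0.3402  0.2395] [-1.3127  0.1846 -0.7971  0.2745  1.2032] 3.4666738998970245e-27
0 [ 0.56  0.   -0.21] [0. 0. 0.]
1 [-0.22  0.08 -0.62] [0. 0. 0.]
2 [-0.22  0.08 -0.63] [0. 0. 0.]
3 [-0.21  0.08 -0.62] [0. 0. 0.]
4 [-0.22  0.08 -0.63] [0. 0. 0.]
5 [-0.22  0.08 -0.62] [0. 0. 0.]
6 [-0.22  0.08 -0.63] [0. 0. 0.]
7 [ 0.33  0.05 -0.55] [0. 0. 0.]
8 [ 0.33  0.05 -0.56] [0. 0. 0.]
9 [ 0.33  0.04 -0.55] [0. 0. 0.]
10 [ 0.33  0.05 -0.56] [0. 0. 0.]
11 [ 0.3   0.05 -0.5 ] [0. 0. 0.]
12 [ 0.29  0.04 -0.51] [0. 0. 0.]
13 [ 0.3   0.05 -0.5 ] [0. 0. 0.]
14 [ 0.3   0.04 -0.5 ] [0. 0. 0.]
15 [ 0.41  0.04 -0.5 ] [0. 0. 0.]
16 [ 0.41  0.04 -0.5 ] [0. 0. 0.]
17 [ 0.41  0.04 -0.5 ] [0. 0. 0.]
18 [ 0.4   0.04 -0.51] [0. 0. 0.]
19 [ 0.41  0.04 -0.5 ] [0. 0. 0.]
20 [ 0.41  0.04 -0.5 ] [0. 0. 0.]
21 [ 0.41  0.04 -0.5 ] [0. 0. 0.]
22 [ 0.41  0.04 -0.5 ] [0. 0. 0.]
23 [ 0.41  0.04 -0.5 ] [0. 0. 0.]
```

Grasp first, then a small lift and a look.

move_arm --grip_force 50 --targets '[{"grip": 140, "x": 0, "y": 0, "z": 0, "ax": 0, "ay": 0, "az": 0}, {"grip": 160, "x": 0, "y": 0, "z": 0, "ax": 0, "ay": 0, "az": 0}, {"grip": 160, "x": 0, "y": 0, "z": 0, "ax": 0, "ay": 0, "az": 0}, {"grip": 160, "x": 0.28, "y": 0, "z": -0.1, "ax": 0, "ay": 0, "az": 0}, {"grip": 160, "x": 0.28, "y": 0, "z": -0.1, "ax": 0, "ay": 0, "az": 0}, {"grip": 160, "x": 0, "y": 0, "z": 0, "ax": 0, "ay": 0, "az": 0}]'

```text
clock: 9.03
tool_pos: [0.5348, -0.3132, 0.1507]
ee_rot: [-0.041, 0.817, 0.057, 0.572]
force: [0.3, 0.3, -1.2]
opening: 0.638
```

```bash
python3 - <<'E'
from scan import *
st()
for n in("scene","top"): I=optics.snapshot(n); cv2.imwrite(f"pics/{n}7.png",I); crop(I,*((150,210,270,310) if n=="scene" else (290,150,370,210)),n+"7c")
E
```

```text
t 9.03 p [ 0.5348 -0.3132  0.1507] x [0.3391 0.0465 0.9396] z [ 0.9303  0.1316 -0.3423] q [-1.0724  0.4147 -0.9818 -0.5914  1.076   2.4019] F [ 0.3  0.3 -1.2] op 0.638
scene7c scale 6.0
top7c scale 10.0
```

View pics/scene7c.png

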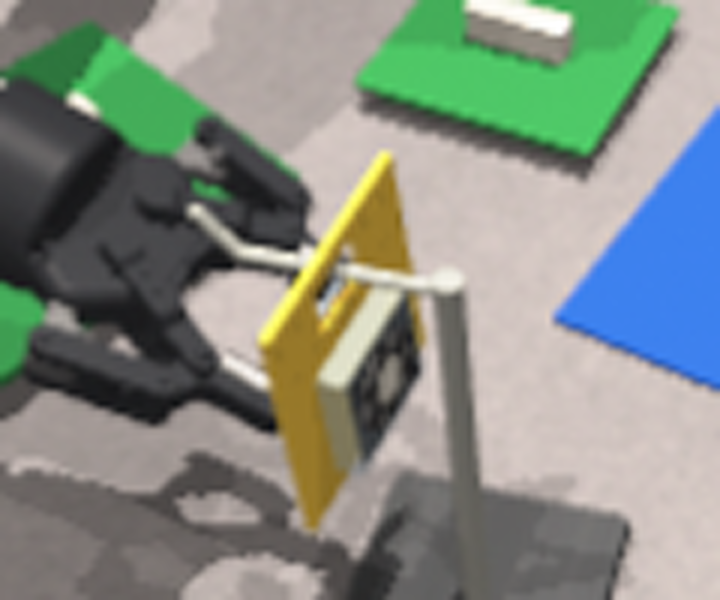

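View pics/top7c.png

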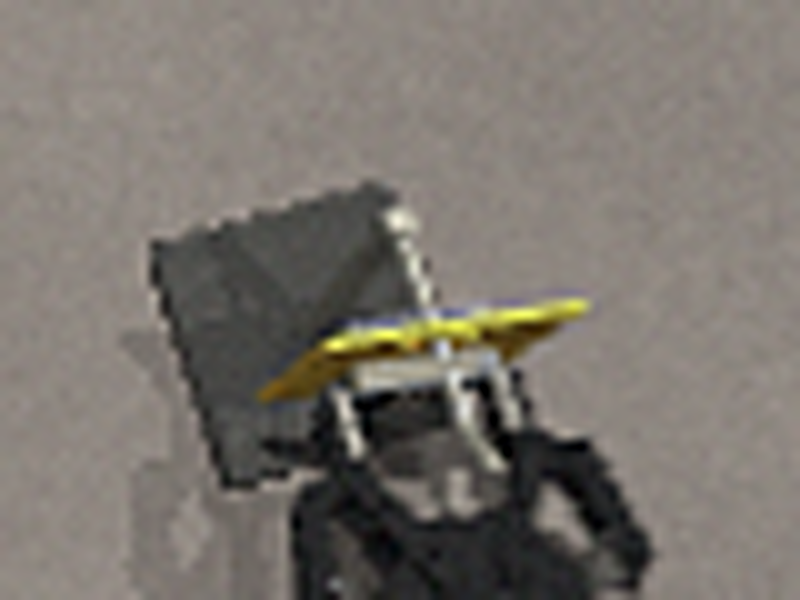

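```bash
python3 - <<'E'
from h import *
S=lambda p:mm(150,210,6,p);T=lambda p:mm(290,150,10,p)
a=tri(S((263,342)),T((588,303)));b=tri(S((388,154)),T((330,340)))
print(a,b,(a[0]+b[0])/2,np.linalg.norm(a[0]-b[0]))
E
```

```text
(array([ 0.5601, -0.3652,  0.2169]), np.float64(0.002554874245147002)) (array([ 0.547 , -0.2663,  0.2207]), np.float64(0.0015706209097393006)) [ 0.5536 -0.3158  0.2188] 0.09984881079882499
```

move_arm --targets '[{"grip": 160, "x": -0.22, "y": 0.08, "z": -0.62, "ax": 0, "ay": 0, "az": 0}, {"grip": 160, "x": -0.22, "y": 0.08, "z": -0.63, "ax": 0, "ay": 0, "az": 0}, {"grip": 160, "x": -0.21, "y": 0.08, "z": -0.62, "ax": 0, "ay": 0, "az": 0}, {"grip": 160, "x": -0.22, "y": 0.08, "z": -0.63, "ax": 0, "ay": 0, "az": 0}, {"grip": 160, "x": -0.22, "y": 0.08, "z": -0.62, "ax": 0, "ay": 0, "az": 0}, {"grip": 160, "x": -0.2, "y": 0.08, "z": -0.55, "ax": 0, "ay": 0, "az": 0}, {"grip": 160, "x": 0, "y": 0, "z": 0, "ax": 0, "ay": 0, "az": 0}]'

```text
clock: 9.72
tool_pos: [0.4964, -0.3241, 0.1507]
ee_rot: [-0.041, 0.817, 0.056, 0.572]
force: [0.2, -0.3, -0.6]
opening: 0.64
```

```bash
python3 - <<'E'
from scan import *
st()
for n in("scene","top"): I=optics.snapshot(n); cv2.imwrite(f"pics/{n}8.png",I); crop(I,*((150,210,270,310) if n=="scene" else (290,150,370,210)),n+"8c")
E
```

```text
t 9.72 p [ 0.4964 -0.3241  0.1507] x [0.3396 0.0454 0.9395] z [ 0.9304  0.1304 -0.3426] q [-1.1638  0.3837 -0.9694 -0.4098  1.1338  2.2481] F [ 0.2 -0.3 -0.6] op 0.64
scene8c scale 6.0
top8c scale 10.0
```

View pics/scene8c.png

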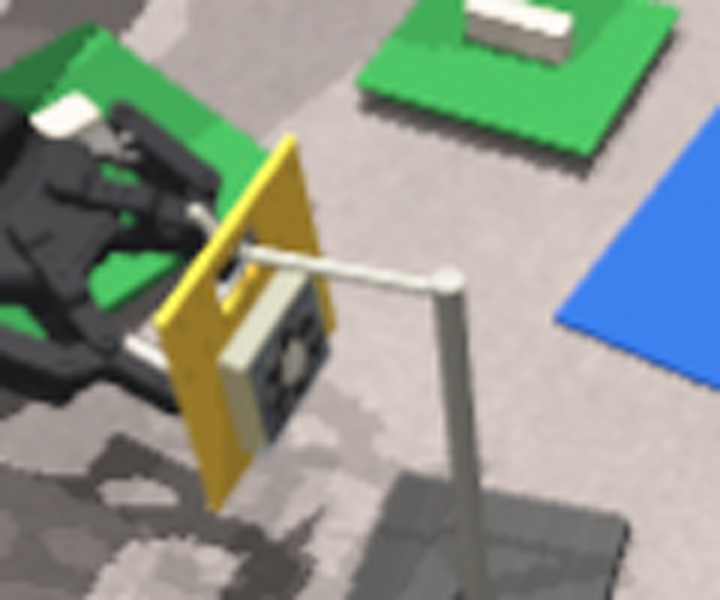

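View pics/top8c.png

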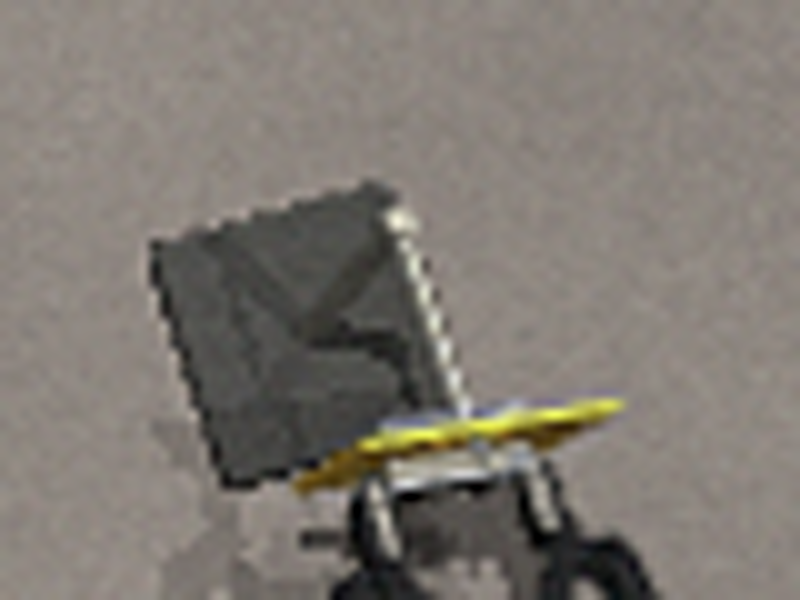

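move_arm --targets '[{"grip": 160, "x": 0.33, "y": 0.05, "z": -0.55, "ax": 0, "ay": 0, "az": 0}, {"grip": 160, "x": 0.33, "y": 0.05, "z": -0.55, "ax": 0, "ay": 0, "az": 0}, {"grip": 160, "x": 0.33, "y": 0.05, "z": -0.55, "ax": 0, "ay": 0, "az": 0}, {"grip": 160, "x": 0.33, "y": 0.05, "z": -0.55, "ax": 0, "ay": 0, "az": 0}, {"grip": 160, "x": 0.3, "y": 0.05, "z": -0.5, "ax": 0, "ay": 0, "az": 0}, {"grip": 160, "x": 0.3, "y": 0.05, "z": -0.5, "ax": 0, "ay": 0, "az": 0}, {"grip": 160, "x": 0, "y": 0, "z": 0, "ax": 0, "ay": 0, "az": 0}]'

```text
clock: 10.4
tool_pos: [0.4743, -0.3305, 0.1807]
ee_rot: [-0.04, 0.817, 0.057, 0.572]
force: [0.1, -0.4, -1.0]
opening: 0.64
```

```bash
python3 - <<'E'
from scan import *
st()
for n in("scene","top"): I=optics.snapshot(n); cv2.imwrite(f"pics/{n}9.png",I); crop(I,*((150,210,270,310) if n=="scene" else (290,150,370,210)),n+"9c")
E
```

```text
t 10.4 p [ 0.4743 -0.3305  0.1807] x [0.3383 0.0479 0.9398] z [ 0.9307  0.1308 -0.3417] q [-1.2187  0.2992 -0.922  -0.1759  1.1647  2.1334] F [ 0.1 -0.4 -1. ] op 0.64
scene9c scale 6.0
top9c scale 10.0
```

View pics/scene9c.png

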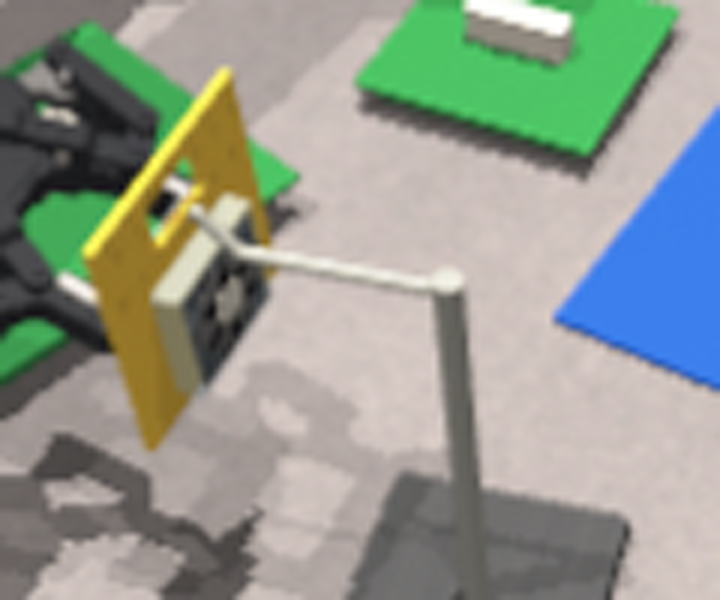

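View pics/top9c.png

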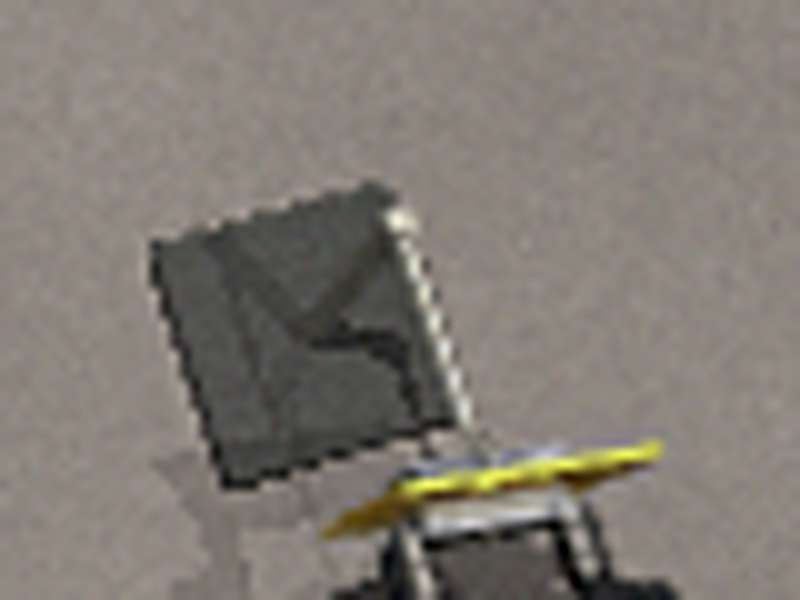

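move_arm --targets '[{"grip": 160, "x": -0.15, "y": 0.08, "z": -0.64, "ax": 0, "ay": 0, "az": 0}, {"grip": 160, "x": -0.15, "y": 0.08, "z": -0.64, "ax": 0, "ay": 0, "az": 0}, {"grip": 160, "x": -0.15, "y": 0.08, "z": -0.64, "ax": 0, "ay": 0, "az": 0}, {"grip": 160, "x": -0.15, "y": 0.08, "z": -0.64, "ax": 0, "ay": 0, "az": 0}, {"grip": 160, "x": 0.5, "y": 0, "z": -0.5, "ax": 0, "ay": 0, "az": 0}, {"grip": 160, "x": 0.8, "y": 0, "z": -0.5, "ax": 0, "ay": 0, "az": 0}, {"grip": 160, "x": 1, "y": 0, "z": -0.2, "ax": 0, "ay": 0, "az": 0}, {"grip": 160, "x": 1, "y": 0, "z": -0.2, "ax": 0, "ay": 0, "az": 0}, {"grip": 160, "x": 1, "y": 0, "z": 0, "ax": 0, "ay": 0, "az": 0}, {"grip": 160, "x": 0, "y": 0, "z": 0, "ax": 0, "ay": 0, "az": 0}]'

```text
clock: 11.33
tool_pos: [0.4513, -0.3373, 0.2307]
ee_rot: [-0.039, 0.817, 0.059, 0.573]
force: [0.3, -0.5, -0.8]
opening: 0.636
```

```bash
python3 - <<'E'
from scan import *
st()
for n in("scene","top"): I=optics.snapshot(n); cv2.imwrite(f"pics/{n}10.png",I); crop(I,*((130,170,270,290) if n=="scene" else (290,150,370,220)),n+"10c")
p,R,s=cur();q=s["joint_positions"][:5]
for t,R1 in (((.43,-.25,.25),pitched(8,50)),((.43,-.2,.25),pitched(6,20)),((.5,-.1,.2),pitched(4,-10)),((.58,-.04,.12),pitched(0,-20)),((.60,-.036,.045),pitched(0,-20)),((.60,-.036,.045),pitched(-10,-20))):
    q,c=chk(t,R1,q);print(t,q,round(c,2))
E
```

```text
t 11.33 p [ 0.4513 -0.3373  0.2307] x [0.3367 0.0516 0.9402] z [ 0.931   0.131  -0.3406] q [-1.277   0.1958 -0.8318  0.1425  1.1919  1.9944] F [ 0.3 -0.5 -0.8] op 0.636
scene10c scale 5.0
top10c scale 8.571428571428571
(0.43, -0.25, 0.25) [-1.1138 -0.0921 -0.7834  0.5234  0.8151] 0.0
(0.43, -0.2, 0.25) [-0.7287 -0.0475 -0.4908  0.8876  0.256 ] 0.0
(0.5, -0.1, 0.2) [-0.287   0.4102 -0.017   1.3073 -0.0607] 0.0
(0.58, -0.04, 0.12) [-0.1519  0.7676  0.3376  1.4862 -0.0518] 0.0
(0.6, -0.036, 0.045) [-0.1419  0.8624  0.3233  1.3776 -0.0484] 0.0
(0.6, -0.036, 0.045) [-0.1667  0.8625  0.3232  1.3805  0.0027] 0.0
```

View pics/scene10c.png

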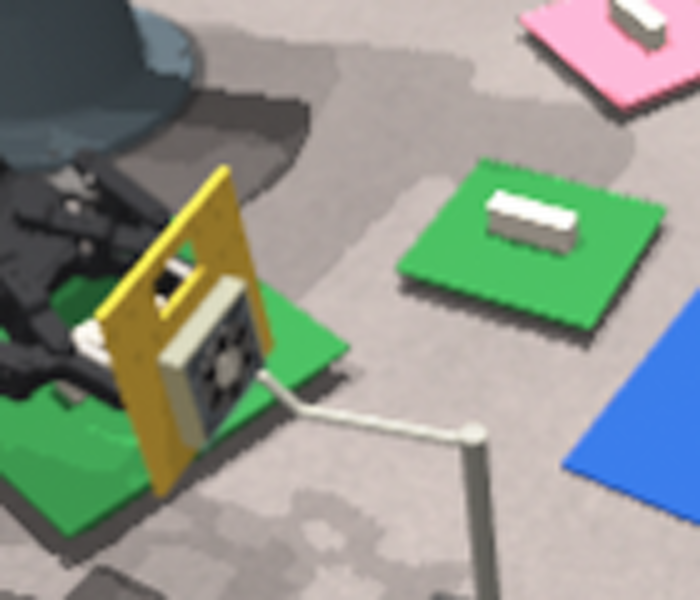

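View pics/top10c.png

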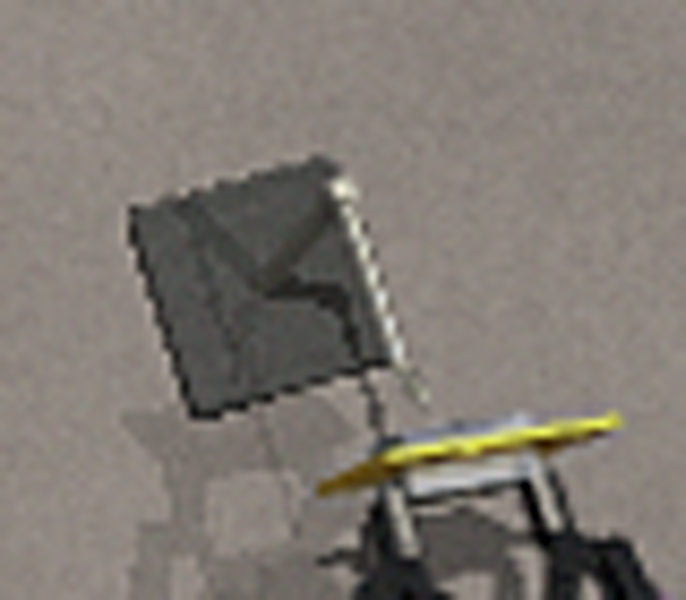

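```bash
python3 - <<'E'
from scan import *
p,R,s=cur()
S=lambda a:mm(130,170,5,a);T=lambda a:mm(290,150,600/70,a)
for k,a,b in(("hn",(98,318),(619,421)),("hf",(228,169),(388,462)),("lf",(270,352),(319,489))):
    X,e=tri(S(a),T(b));print(k,X,round(e,4),"tool mm",R.inv().apply(X-p)*1000)
Rt=pitched(6,20)
plan(p,R,[((.43,-.30,.26),pitched(8,60)),((.43,-.18,.26),pitched(5,10))],vmax=.03)
E
```

```text
hn [ 0.4744 -0.387   0.2941] 0.0014 tool mm [66.9056 53.2069 -6.8964]
hf [ 0.4606 -0.2883  0.2981] 0.0049 tool mm [ 70.8667 -46.4256  -8.1216]
lf [ 0.4652 -0.285   0.1826] 0.001 tool mm [-35.9773 -49.1464  36.133 ]
0 [ 1.21 -1.96 -1.26] [-0.    -0.087  0.001]
1 [ 1.09 -1.96 -1.35] [-0.    -0.087  0.001]
2 [ 0.1  -1.49  0.18] [-0.004 -0.109  0.005]
3 [ 0.12 -1.48  0.17] [-0.004 -0.109  0.005]
4 [ 0.12 -1.49  0.14] [-0.004 -0.109  0.005]
5 [ 0.13 -1.49  0.13] [-0.004 -0.109  0.005]
6 [ 0.14 -1.49  0.1 ] [-0.004 -0.109  0.005]
7 [ 0.13 -1.49  0.08] [-0.004 -0.109  0.005]
8 [ 0.14 -1.49  0.07] [-0.004 -0.109  0.005]
9 [ 0.14 -1.49  0.04] [-0.004 -0.109  0.005]
```

move_arm --targets '[{"grip": 160, "x": 1.2, "y": -1.96, "z": -1.3, "ax": 0, "ay": -0.087, "az": 0}, {"grip": 160, "x": 1.1, "y": -1.96, "z": -1.3, "ax": 0, "ay": -0.087, "az": 0}, {"grip": 160, "x": 0.1, "y": -1.5, "z": 0.18, "ax": -0.004, "ay": -0.109, "az": 0.005}, {"grip": 160, "x": 0.12, "y": -1.5, "z": 0.17, "ax": -0.004, "ay": -0.109, "az": 0.005}, {"grip": 160, "x": 0.12, "y": -1.5, "z": 0.14, "ax": -0.004, "ay": -0.109, "az": 0.005}, {"grip": 160, "x": 0.13, "y": -1.5, "z": 0.13, "ax": -0.004, "ay": -0.109, "az": 0.005}, {"grip": 160, "x": 0.14, "y": -1.5, "z": 0.1, "ax": -0.004, "ay": -0.109, "az": 0.005}, {"grip": 160, "x": 0.13, "y": -1.5, "z": 0.08, "ax": -0.004, "ay": -0.109, "az": 0.005}, {"grip": 160, "x": 0.14, "y": -1.5, "z": 0.07, "ax": -0.004, "ay": -0.109, "az": 0.005}, {"grip": 160, "x": 0.14, "y": -1.5, "z": 0.04, "ax": -0.004, "ay": -0.109, "az": 0.005}]'

```text
clock: 12.27
tool_pos: [0.4297, -0.1785, 0.2599]
ee_rot: [-0.002, 0.995, 0.045, 0.086]
force: [-0.7, -0.3, -1.4]
opening: 0.638
```

```bash
cat > packf.py <<'E'
from scan import *
def flatR(zp,yp,yaw):
    zp=np.array(zp,float);zp/=np.linalg.norm(zp);yp=np.array(yp,float);yp-=zp*(yp@zp);yp/=np.linalg.norm(yp)
    nn=np.cross(yp,zp); nn=-nn if nn[2]>0 else nn
    h=np.array([np.cos(np.radians(yaw)),np.sin(np.radians(yaw)),0]);u=np.array([0,0,1.])
    A=np.c_[zp,nn,np.cross(zp,nn)];B=np.c_[h,u,np.cross(h,u)]
    return Ro.from_matrix(B@A.T)
E
python3 - <<'E'
from packf import *
st()
Rf=flatR((.923,.023,-.383),(.04,-.996,-.012),0)
o=np.array([-.3,1.9,21.2])/1000
mid=np.array([.600,-.036,.08]);t=mid-Rf.apply(o);print(t,Rf.as_matrix())
p,R,s=cur();print(chk(t,Rf,s["joint_positions"][:5]))
plan(p,R,[(t,Rf)],vmax=.035)
E
```

```text
t 12.27 p [ 0.4297 -0.1785  0.2599] x [0.981  0.0896 0.1719] z [ 0.1716  0.0114 -0.9851] q [-0.5975  0.0277 -0.3486  1.0578  0.1061  2.4606] F [-0.7 -0.3 -1.4] op 0.638
[ 0.6084 -0.034   0.0995] [[ 0.9234  0.023  -0.3832]
 [ 0.0229 -0.9997 -0.0049]
 [-0.3832 -0.0043 -0.9237]]
(array([-0.1331,  0.8919,  0.5098,  1.5782, -0.0557]), np.float64(2.1922875603287596e-26))
0 [ 1.78 -1.43  2.11] [ 0.002 -0.063  0.007]
1 [ 1.91 -1.43  2.01] [ 0.002 -0.063  0.007]
2 [ 2.02 -1.45  1.88] [ 0.002 -0.063  0.007]
3 [ 2.12 -1.46  1.75] [ 0.002 -0.063  0.007]
4 [ 2.21 -1.46  1.62] [ 0.002 -0.063  0.007]
5 [ 2.31 -1.49  1.48] [ 0.002 -0.063  0.007]
6 [ 2.38 -1.49  1.34] [ 0.002 -0.063  0.007]
7 [ 2.45 -1.51  1.18] [ 0.002 -0.063  0.007]
8 [ 2.51 -1.52  1.03] [ 0.002 -0.063  0.007]
```

move_arm --targets '[{"grip": 160, "x": 1.78, "y": -1.43, "z": 2.11, "ax": 0.002, "ay": -0.063, "az": 0.007}, {"grip": 160, "x": 1.91, "y": -1.43, "z": 2.01, "ax": 0.002, "ay": -0.063, "az": 0.007}, {"grip": 160, "x": 2.02, "y": -1.45, "z": 1.88, "ax": 0.002, "ay": -0.063, "az": 0.007}, {"grip": 160, "x": 2.12, "y": -1.46, "z": 1.75, "ax": 0.002, "ay": -0.063, "az": 0.007}, {"grip": 160, "x": 2.21, "y": -1.46, "z": 1.62, "ax": 0.002, "ay": -0.063, "az": 0.007}, {"grip": 160, "x": 2.31, "y": -1.49, "z": 1.48, "ax": 0.002, "ay": -0.063, "az": 0.007}, {"grip": 160, "x": 2.38, "y": -1.49, "z": 1.34, "ax": 0.002, "ay": -0.063, "az": 0.007}, {"grip": 160, "x": 2.45, "y": -1.51, "z": 1.18, "ax": 0.002, "ay": -0.063, "az": 0.007}, {"grip": 160, "x": 2.51, "y": -1.52, "z": 1.03, "ax": 0.002, "ay": -0.063, "az": 0.007}, {"grip": 160, "x": 0, "y": 0, "z": 0, "ax": 0, "ay": 0, "az": 0}]'

```text
clock: 13.1
tool_pos: [0.609, -0.0304, 0.0826]
ee_rot: [-0.004, 0.979, 0.016, -0.204]
force: [-0.8, 0.0, -5.6]
opening: 0.639
```

```bash
python3 - <<'E'
from packf import *
st()
for n in("scene","top"): I=optics.snapshot(n); cv2.imwrite(f"pics/{n}11.png",I); crop(I,*((220,190,340,290) if n=="scene" else (220,140,300,200)),n+"11c")
E
```

```text
t 13.1 p [ 0.609  -0.0304  0.0826] x [ 0.916   0.0327 -0.3999] z [-0.4002  0.0015 -0.9164] q [-0.1297  0.9236  0.5213  1.5773 -0.0503  2.9899] F [-0.8  0.  -5.6] op 0.639
scene11c scale 6.0
top11c scale 10.0
```

View pics/scene11c.png

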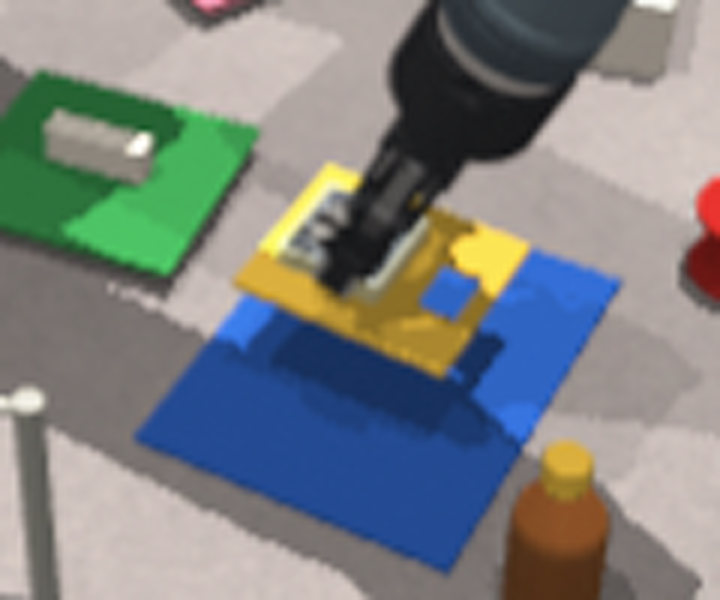

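View pics/top11c.png

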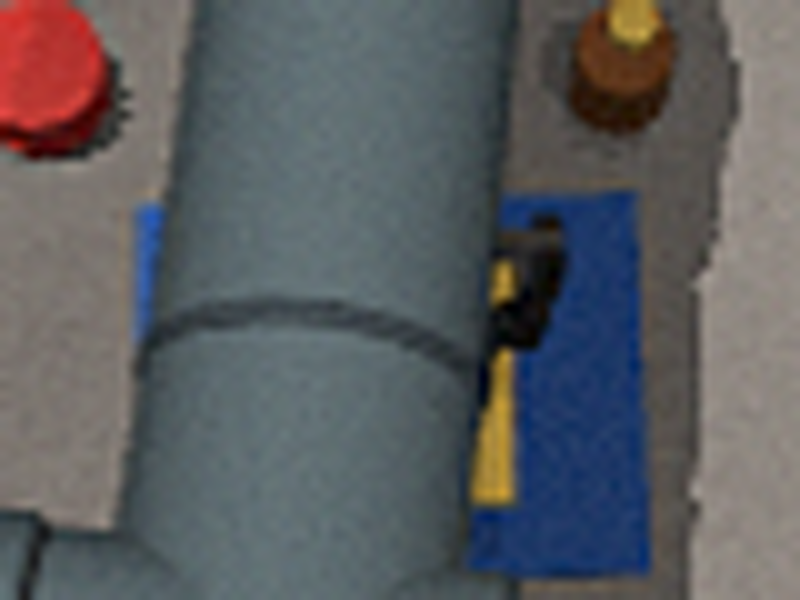

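```bash
python3 - <<'E'
from packf import *
st()
p,R,s=cur()
o=np.array([-.3,1.9,21.2])/1000
zp=np.array([.923,.023,-.383]);zp/=np.linalg.norm(zp);yp=np.array([.04,-.996,-.012]);yp-=zp*(zp@yp);yp/=np.linalg.norm(yp)
print("zp",R.apply(zp),"yp",R.apply(yp),"mid",p+R.apply(o))
for k,z,y in(("lf",-.04,.05),("ln",-.04,-.05),("hn",.075,-.05),("hf",.075,.05)):
    X=p+R.apply(o+zp*z+yp*y);u=proj("scene",X);print(k,X,(u-[220,190]+.5)*6-.5)
E
```

```text
t 13.2 p [ 0.6079 -0.0334  0.0928] x [ 0.9204  0.03   -0.3898] z [-0.39   -0.0012 -0.9208] q [-0.1335  0.9028  0.5107  1.576  -0.0531  2.9885] F [ 0.1  0.7 -0.3] op 0.64
zp [ 1.      0.0052 -0.0074] yp [-0.0051  1.      0.0062] mid [ 0.5994 -0.0354  0.0734]
lf [0.5592 0.0144 0.074 ] [318.2925 157.5837]
ln [ 0.5597 -0.0856  0.0734] [224.4689 276.7712]
hn [ 0.6747 -0.085   0.0726] [440.6425 360.1673]
hf [0.6741 0.015  0.0732] [524.6334 230.8657]
```

move_arm --targets '[{"grip": 160, "x": 0, "y": 0, "z": 0, "ax": 0, "ay": 0, "az": 0}, {"grip": 160, "x": 0, "y": 0, "z": 0, "ax": 0, "ay": 0, "az": 0}, {"grip": 160, "x": 0.31, "y": 0, "z": 0.74, "ax": 0, "ay": 0, "az": 0}, {"grip": 160, "x": 0.31, "y": 0, "z": 0.74, "ax": 0, "ay": 0, "az": 0}, {"grip": 160, "x": 0.31, "y": 0, "z": 0.74, "ax": 0, "ay": 0, "az": 0}, {"grip": 160, "x": 0.31, "y": 0, "z": 0.74, "ax": 0, "ay": 0, "az": 0}, {"grip": 160, "x": 0.31, "y": 0, "z": 0.74, "ax": 0, "ay": 0, "az": 0}, {"grip": 160, "x": 0.16, "y": 0, "z": 0.37, "ax": 0, "ay": 0, "az": 0}, {"grip": 160, "x": 0.08, "y": 0, "z": 0.18, "ax": 0, "ay": 0, "az": 0}, {"grip": 160, "x": 0, "y": 0, "z": 0, "ax": 0, "ay": 0, "az": 0}, {"grip": 160, "x": 0, "y": 0, "z": 0, "ax": 0, "ay": 0, "az": 0}]'

```text
clock: 14.12
tool_pos: [0.6092, -0.0342, 0.0537]
ee_rot: [-0.002, 0.981, 0.014, -0.194]
force: [0.3, 0.1, -1.0]
opening: 0.64
```

```bash
python3 - <<'E'
from packf import *
st()
p,R,s=cur()
o=np.array([-.3,1.9,21.2])/1000
zp=np.array([.923,.023,-.383]);zp/=np.linalg.norm(zp);yp=np.array([.04,-.996,-.012]);yp-=zp*(zp@yp);yp/=np.linalg.norm(yp)
print("zp",R.apply(zp),"yp",R.apply(yp),"mid",p+R.apply(o))
for n in("scene",): I=optics.snapshot(n); cv2.imwrite(f"pics/{n}12.png",I); crop(I,*((220,190,340,290) if n=="scene" else (220,140,300,200)),n+"12c")
S=lambda a:mm(220,190,6,a)
for k,z,y in(("lf",-.04,.05),("ln",-.04,-.05),("hn",.075,-.05),("hf",.075,.05)):
    X=p+R.apply(o+zp*z+yp*y);u=proj("scene",X);print(k,X,(u-[220,190]+.5)*6-.5)
E
```

```text
t 14.12 p [ 0.6092 -0.0342  0.0537] x [ 0.924   0.0279 -0.3814] z [-0.3815 -0.0021 -0.9244] q [-0.1344  0.9204  0.4472  1.4856 -0.0532  2.9893] F [ 0.3  0.1 -1. ] op 0.64
zp [1.     0.0036 0.0018] yp [-0.0036  1.      0.0045] mid [ 0.6009 -0.0361  0.0342]
scene12c scale 6.0
lf [0.5607 0.0137 0.0343] [319.0063 216.4248]
ln [ 0.5611 -0.0863  0.0339] [226.9734 336.3983]
hn [ 0.6761 -0.0859  0.0341] [438.355  419.1654]
hf [0.6757 0.0141 0.0345] [521.0473 289.211 ]
```

View pics/scene12c.png

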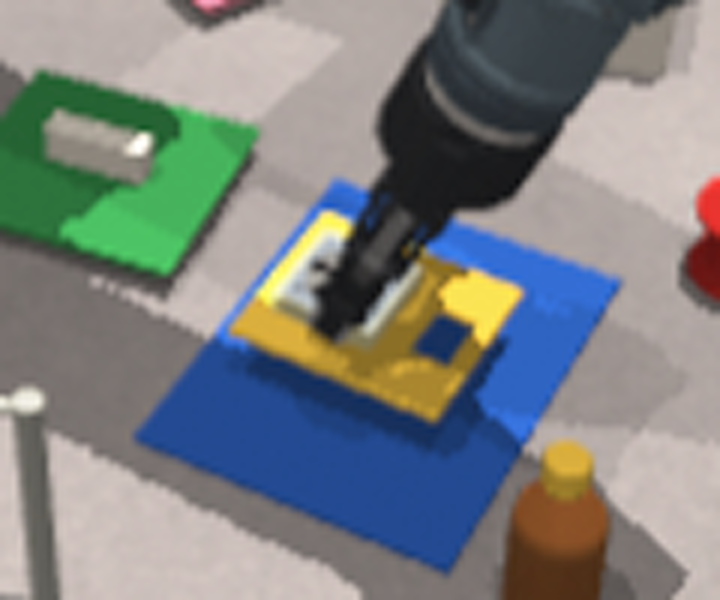

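move_arm --targets '[{"grip": 160, "x": 0.19, "y": 0, "z": 0.46, "ax": 0, "ay": 0, "az": 0}, {"grip": 160, "x": 0.19, "y": 0, "z": 0.46, "ax": 0, "ay": 0, "az": 0}, {"grip": 160, "x": 0.11, "y": 0, "z": 0.28, "ax": 0, "ay": 0, "az": 0}, {"grip": 160, "x": 0.06, "y": 0, "z": 0.14, "ax": 0, "ay": 0, "az": 0}, {"grip": 160, "x": 0, "y": 0, "z": 0, "ax": 0, "ay": 0, "az": 0}, {"grip": 160, "x": 0, "y": 0, "z": 0, "ax": 0, "ay": 0, "az": 0}]'

```text
clock: 14.67
tool_pos: [0.6091, -0.0341, 0.0391]
ee_rot: [-0.002, 0.981, 0.014, -0.195]
force: [0.5, -0.4, -1.3]
opening: 0.638
```

```bash
python3 - <<'E'
from packf import *
st()
p,R,s=cur();print(p+R.apply(np.array([-.3,1.9,21.2])/1000), s["moment"])
E
```

```text
t 14.67 p [ 0.6091 -0.0341  0.0391] x [ 0.9239  0.0279 -0.3816] z [-0.3817 -0.002  -0.9243] q [-0.1343  0.9308  0.4297  1.4578 -0.0532  2.9894] F [ 0.5 -0.4 -1.3] op 0.638
[ 0.6007 -0.036   0.0196] [-0.0272 -0.3425 -0.047 ]
```

move_arm --targets '[{"grip": 160, "x": 0.06, "y": 0, "z": 0.14, "ax": 0, "ay": 0, "az": 0}, {"grip": 160, "x": 0, "y": 0, "z": 0, "ax": 0, "ay": 0, "az": 0}, {"grip": 160, "x": 0, "y": 0, "z": 0, "ax": 0, "ay": 0, "az": 0}]'

```text
clock: 14.92
tool_pos: [0.6093, -0.0341, 0.0378]
ee_rot: [-0.002, 0.981, 0.014, -0.194]
force: [0.0, 0.5, -1.6]
opening: 0.639
```

move_arm --targets '[{"grip": 160, "x": 0.04, "y": 0, "z": 0.1, "ax": 0, "ay": 0, "az": 0}, {"grip": 160, "x": 0, "y": 0, "z": 0, "ax": 0, "ay": 0, "az": 0}]'

```text
clock: 15.08
tool_pos: [0.6093, -0.0341, 0.0371]
ee_rot: [-0.002, 0.981, 0.014, -0.194]
force: [-0.9, 0.0, 1.4]
opening: 0.633
```

move_arm --targets '[{"grip": 160, "x": 0.02, "y": 0, "z": 0.05, "ax": 0, "ay": 0, "az": 0}, {"grip": 160, "x": 0, "y": 0, "z": 0, "ax": 0, "ay": 0, "az": 0}, {"grip": 160, "x": 0, "y": 0, "z": 0, "ax": 0, "ay": 0, "az": 0}]'

```text
clock: 15.33
tool_pos: [0.6092, -0.0341, 0.037]
ee_rot: [-0.002, 0.981, 0.014, -0.194]
force: [-0.7, -0.0, 6.6]
opening: 0.638
```

```bash
python3 - <<'E'
from packf import *
st()
for n in("scene",): I=optics.snapshot(n); cv2.imwrite(f"pics/{n}13.png",I); crop(I,*((220,190,340,290)),n+"13c")
E
```

```text
t 15.33 p [ 0.6092 -0.0341  0.037 ] x [ 0.9242  0.0278 -0.3809] z [-0.381  -0.0023 -0.9246] q [-0.1343  0.932   0.4267  1.4529 -0.0533  2.9895] F [-0.7 -0.   6.6] op 0.638
scene13c scale 6.0
```

View pics/scene13c.png

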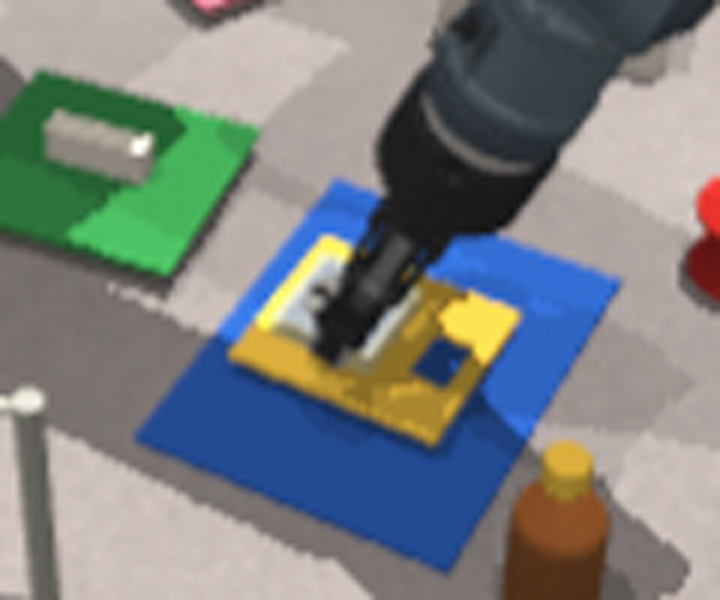

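move_arm --targets '[{"grip": 100, "x": 0, "y": 0, "z": 0, "ax": 0, "ay": 0, "az": 0}, {"grip": 70, "x": 0, "y": 0, "z": 0, "ax": 0, "ay": 0, "az": 0}, {"grip": 40, "x": 0, "y": 0, "z": 0, "ax": 0, "ay": 0, "az": 0}, {"grip": 0, "x": 0, "y": 0, "z": 0, "ax": 0, "ay": 0, "az": 0}, {"grip": 0, "x": 0, "y": 0, "z": -0.2, "ax": 0, "ay": 0, "az": 0}, {"grip": 0, "x": 0, "y": 0, "z": -0.8, "ax": 0, "ay": 0, "az": 0}, {"grip": 0, "x": 0, "y": 0, "z": -1.5, "ax": 0, "ay": 0, "az": 0}, {"grip": 0, "x": 0, "y": 0, "z": -2, "ax": 0, "ay": 0, "az": 0}, {"grip": 0, "x": 0, "y": 0, "z": -2.5, "ax": 0, "ay": 0, "az": 0}, {"grip": 0, "x": 0, "y": 0, "z": -2.5, "ax": 0, "ay": 0, "az": 0}, {"grip": 0, "x": 0, "y": 0, "z": 0, "ax": 0, "ay": 0, "az": 0}]'

```text
clock: 16.3
tool_pos: [0.6487, -0.0342, 0.1292]
ee_rot: [-0.001, 0.982, 0.014, -0.19]
force: [-0.0, -0.1, 0.9]
opening: 1.0
```

```bash
python3 - <<'E'
from packf import *
st()
p,R,s=cur()
I=optics.snapshot("scene"); cv2.imwrite("pics/scene14.png",I); crop(I,220,190,340,290,"scene14c")
# move back clear so that top camera sees: rotate to vertical, go to side over tub
q=s["joint_positions"][:5];t=(.50,.10,.20);print(chk(t,down(5),q))
plan(p,R,[(t,down(5))])
E
```

```text
t 16.3 p [ 0.6487 -0.0342  0.1292] x [ 0.9275  0.0276 -0.3729] z [-0.3729 -0.0032 -0.9279] q [-0.1274  0.9906  0.7916  1.7508 -0.0506  2.9957] F [-0.  -0.1  0.9] op 1.0
scene14c scale 6.0
(array([ 0.0729,  0.267 , -0.2064,  1.0974,  0.    ]), np.float64(2.1057153848109812e-27))
0 [-2.68 -2.31 -0.18] [-0.003  0.064 -0.01 ]
1 [-2.63 -2.34 -0.35] [-0.003  0.064 -0.01 ]
2 [-2.59 -2.36 -0.53] [-0.003  0.064 -0.01 ]
3 [-2.52 -2.38 -0.7 ] [-0.003  0.064 -0.01 ]
4 [-2.45 -2.41 -0.87] [-0.003  0.064 -0.01 ]
5 [-2.36 -2.43 -1.02] [-0.003  0.064 -0.01 ]
```

View pics/scene14c.png

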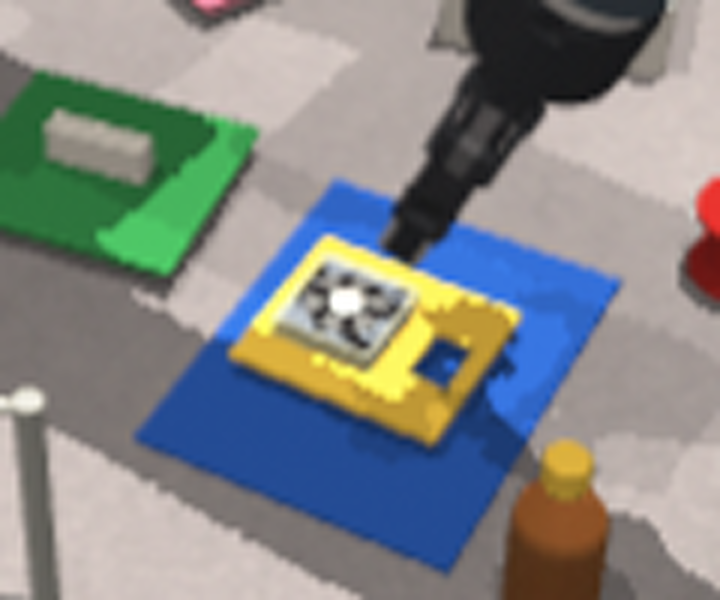

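```bash
python3 - <<'E'
from packf import *
p,R,s=cur()
plan(p,R,[((.50,.10,.20),down(78)),((.50,.12,.20),down(182))])
E
```

```text
0 [-1.34 -1.15 -0.11] [-0.022  0.027 -0.11 ]
1 [-1.2  -1.3  -0.16] [-0.022  0.027 -0.11 ]
2 [-1.05 -1.41 -0.23] [-0.022  0.027 -0.11 ]
3 [-0.88 -1.51 -0.29] [-0.022  0.027 -0.11 ]
4 [-0.7  -1.59 -0.34] [-0.022  0.027 -0.11 ]
5 [-0.51 -1.65 -0.39] [-0.022  0.027 -0.11 ]
6 [-0.32 -1.69 -0.44] [-0.022  0.027 -0.11 ]
7 [-0.12 -1.7  -0.49] [-0.022  0.027 -0.11 ]
8 [ 0.08 -1.69 -0.52] [-0.022  0.027 -0.11 ]
9 [ 0.29 -1.66 -0.56] [-0.022  0.027 -0.11 ]
10 [ 0.47 -1.61 -0.58] [-0.022  0.027 -0.11 ]
11 [ 0.67 -1.53 -0.6 ] [-0.022  0.027 -0.11 ]
12 [ 0.12 -0.03  0.  ] [ 0.     0.    -0.113]
13 [ 0.13 -0.01  0.  ] [ 0.     0.    -0.113]
14 [0.12 0.01 0.  ] [ 0.     0.    -0.113]
15 [0.12 0.01 0.  ] [ 0.     0.    -0.113]
16 [0.13 0.03 0.  ] [ 0.     0.    -0.113]
17 [0.11 0.05 0.  ] [ 0.     0.    -0.113]
18 [0.11 0.05 0.  ] [ 0.     0.    -0.113]
19 [0.11 0.07 0.  ] [ 0.     0.    -0.113]
20 [0.09 0.08 0.  ] [ 0.     0.    -0.113]
21 [0.09 0.09 0.  ] [ 0.     0.    -0.113]
22 [0.07 0.1  0.01] [ 0.     0.    -0.113]
23 [ 0.07  0.11 -0.  ] [ 0.     0.    -0.113]
24 [ 0.05  0.11 -0.  ] [ 0.     0.    -0.113]
25 [ 0.03  0.12 -0.  ] [ 0.     0.    -0.113]
26 [ 0.03  0.13 -0.  ] [ 0.     0.    -0.113]
27 [ 0.01  0.12 -0.  ] [ 0.     0.    -0.113]
```

move_arm --targets '[{"grip": 0, "x": -1.34, "y": -1.15, "z": -0.11, "ax": -0.022, "ay": 0.027, "az": -0.11}, {"grip": 0, "x": -1.2, "y": -1.3, "z": -0.16, "ax": -0.022, "ay": 0.027, "az": -0.11}, {"grip": 0, "x": -1.05, "y": -1.41, "z": -0.23, "ax": -0.022, "ay": 0.027, "az": -0.11}, {"grip": 0, "x": -0.88, "y": -1.51, "z": -0.29, "ax": -0.022, "ay": 0.027, "az": -0.11}, {"grip": 0, "x": -0.7, "y": -1.59, "z": -0.34, "ax": -0.022, "ay": 0.027, "az": -0.11}, {"grip": 0, "x": -0.51, "y": -1.65, "z": -0.39, "ax": -0.022, "ay": 0.027, "az": -0.11}, {"grip": 0, "x": -0.32, "y": -1.69, "z": -0.44, "ax": -0.022, "ay": 0.027, "az": -0.11}, {"grip": 0, "x": -0.12, "y": -1.7, "z": -0.49, "ax": -0.022, "ay": 0.027, "az": -0.11}, {"grip": 0, "x": 0.08, "y": -1.69, "z": -0.52, "ax": -0.022, "ay": 0.027, "az": -0.11}, {"grip": 0, "x": 0.29, "y": -1.66, "z": -0.56, "ax": -0.022, "ay": 0.027, "az": -0.11}, {"grip": 0, "x": 0.47, "y": -1.61, "z": -0.58, "ax": -0.022, "ay": 0.027, "az": -0.11}, {"grip": 0, "x": 0.67, "y": -1.53, "z": -0.6, "ax": -0.022, "ay": 0.027, "az": -0.11}]'

```text
clock: 17.35
tool_pos: [0.4961, 0.1008, 0.1977]
ee_rot: [-0.003, 0.774, 0.633, -0.0]
force: [1.3, 0.1, 0.0]
opening: 0.999
```

move_arm --targets '[{"grip": 0, "x": 0, "y": 0, "z": 0, "ax": 0, "ay": 0, "az": -0.113}, {"grip": 0, "x": 0, "y": 0, "z": 0, "ax": 0, "ay": 0, "az": -0.113}, {"grip": 0, "x": 0, "y": 0, "z": 0, "ax": 0, "ay": 0, "az": -0.113}, {"grip": 0, "x": 0, "y": 0, "z": 0, "ax": 0, "ay": 0, "az": -0.113}, {"grip": 0, "x": 0, "y": 0, "z": 0, "ax": 0, "ay": 0, "az": -0.113}, {"grip": 0, "x": 0, "y": 0, "z": 0, "ax": 0, "ay": 0, "az": -0.113}, {"grip": 0, "x": 0, "y": 0, "z": 0, "ax": 0, "ay": 0, "az": -0.113}, {"grip": 0, "x": 0, "y": 0, "z": 0, "ax": 0, "ay": 0, "az": -0.113}, {"grip": 0, "x": 0, "y": 0, "z": 0, "ax": 0, "ay": 0, "az": -0.113}, {"grip": 0, "x": 0, "y": 0, "z": 0, "ax": 0, "ay": 0, "az": -0.113}, {"grip": 0, "x": 0, "y": 0, "z": 0, "ax": 0, "ay": 0, "az": -0.113}, {"grip": 0, "x": 0, "y": 0, "z": 0, "ax": 0, "ay": 0, "az": -0.113}]'

```text
clock: 18.35
tool_pos: [0.4968, 0.1001, 0.1974]
ee_rot: [-0.003, 0.206, 0.979, 0.001]
force: [-0.3, -0.5, -0.0]
opening: 1.002
```

```bash
python3 - <<'E'
from packf import *
st()
p,R,s=cur()
for n in("scene","top"):
    I=optics.snapshot(n); cv2.imwrite(f"pics/{n}15.png",I); crop(I,*((240,200,330,270) if n=="scene" else (225,145,295,205)),n+"15c")
E
```

```text
t 18.35 p [0.4968 0.1001 0.1974] x [-0.9153  0.4027  0.0059] z [-0.0052  0.0029 -1.    ] q [ 0.0717  0.2664 -0.2143  1.095   0.0033  0.4862] F [-0.3 -0.5 -0. ] op 1.002
scene15c scale 8.571428571428571
top15c scale 10.0
```

View pics/scene15c.png

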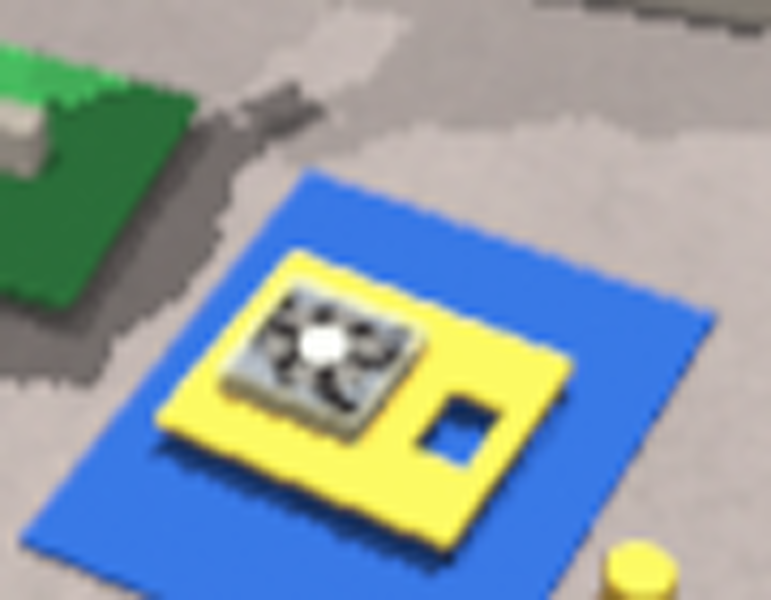

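View pics/top15c.png

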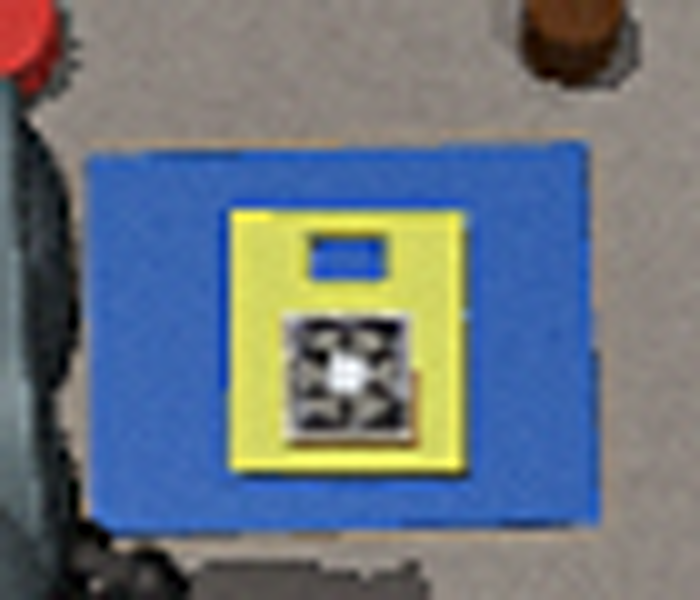

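```bash
cat > meas.py <<'E'
from packf import *
def quad(n,I,m,z,label):
    c=blobs(m,200)[0];h=cv2.convexHull(c);r=cv2.minAreaRect(c)
    ep=cv2.approxPolyDP(h,0.04*cv2.arcLength(h,True),True)[:,0]
    W=np.array([onz(n,q,z)[:2] for q in c[:,0].astype(float)],dtype=np.float32)
    rr=cv2.minAreaRect(W*1000)
    M=cv2.moments(W.reshape(-1,1,2));print(label,n,"rect mm",np.round(rr[0],1),np.round(rr[1],1),round(rr[2],1),"poly",ep.tolist(),"world",[np.round(onz(n,q,z)[:2],3).tolist() for q in ep.astype(float)])
    return rr
E
python3 - <<'E'
from meas import *
for n in("scene","top"):
    I=cv2.imread(f"pics/{n}15.png");m=mask(I,(22,90,60),(36,255,255));m=cv2.morphologyEx(m,cv2.MORPH_CLOSE,np.ones((3,3)))
    quad(n,I,m,.019,"pack")
S=lambda a:mm(240,200,8.571428,a);T=lambda a:mm(225,145,10,a)
for k,a,b in(("lf",(297,250),(228,474)),("ln",(157,420),(468,474)),("hn",(450,550),(466,209)),("hf",(575,362),(230,209))):
    print(k,*tri(S(a),T(b)))
for k,a,b in(("blf",(293,280),(284,438)),("bln",(222,380),(412,438)),("bhn",(352,440),(410,315)),("bhf",(425,338),(286,315))):
    print(k,*tri(S(a),T(b)))
E
```

```text
pack scene rect mm [619.7 -36.8] [102.5 116. ] 88.4 poly [[274, 230], [305, 242], [292, 263], [259, 249]] world [[0.566, 0.013], [0.674, 0.01], [0.675, -0.086], [0.565, -0.083]]
pack top rect mm [615.5 -36.2] [ 99.6 114.7] 88.6 poly [[270, 166], [271, 191], [248, 191], [248, 166]] world [[0.672, -0.083], [0.561, -0.084], [0.564, 0.014], [0.674, 0.012]]
lf [0.5617 0.0184 0.0172] 0.004043148102912429
ln [ 0.559  -0.0841  0.0181] 0.004137563698278505
hn [ 0.6753 -0.0879  0.0173] 0.0016602807430808426
hf [0.6773 0.0143 0.0179] 0.0008907733155598179
blf [ 0.5737 -0.0065  0.0282] 0.00196090194085257
bln [ 0.5733 -0.0609  0.0245] 0.002482395667054061
bhn [ 0.6266 -0.0624  0.0227] 5.9190142184682316e-05
bhf [ 0.6279 -0.0086  0.0261] 0.0019042295644224317
```

```bash
python3 - <<'E'
from meas import *
p,R,s=cur()
plan(p,R,[((.6005,-.036,.11),down(179)),((.6005,-.036,.045),down(179),.015)],vmax=.028)
print(chk((.6,-.036,.04),down(179),s["joint_positions"][:5]))
E
```

```text
0 [-2.15 -1.17  1.24] [ 0.    -0.001 -0.058]
1 [-2.08 -1.3   1.23] [ 0.    -0.001 -0.058]
2 [-2.   -1.41  1.25] [ 0.    -0.001 -0.058]
3 [-1.91 -1.53  1.24] [ 0.    -0.001 -0.058]
4 [-1.82 -1.63  1.24] [ 0.    -0.001 -0.058]
5 [-1.72 -1.74  1.25] [ 0.    -0.001 -0.058]
6 [-1.62 -1.83  1.25] [ 0.    -0.001 -0.058]
7 [ 0.  -0.   1.3] [0.    0.    0.001]
8 [ 0.01 -0.01  1.3 ] [0.    0.    0.001]
9 [-0.   0.   1.3] [0.    0.    0.001]
10 [ 0.  -0.   1.3] [0.    0.    0.001]
11 [ 0.  -0.   1.3] [0.    0.    0.001]
(array([-0.1654,  0.5687, -0.1847,  0.8174,  0.    ]), np.float64(2.0565942569988883e-26))
```

move_arm --targets '[{"grip": 0, "x": -2.15, "y": -1.17, "z": 1.24, "ax": 0, "ay": 0, "az": -0.058}, {"grip": 0, "x": -2.08, "y": -1.3, "z": 1.24, "ax": 0, "ay": 0, "az": -0.058}, {"grip": 0, "x": -2, "y": -1.41, "z": 1.24, "ax": 0, "ay": 0, "az": -0.058}, {"grip": 0, "x": -1.91, "y": -1.53, "z": 1.24, "ax": 0, "ay": 0, "az": -0.058}, {"grip": 0, "x": -1.82, "y": -1.63, "z": 1.24, "ax": 0, "ay": 0, "az": -0.058}, {"grip": 0, "x": -1.72, "y": -1.74, "z": 1.25, "ax": 0, "ay": 0, "az": -0.058}, {"grip": 0, "x": -1.62, "y": -1.83, "z": 1.25, "ax": 0, "ay": -0.005, "az": -0.058}, {"grip": 0, "x": 0, "y": 0, "z": 1, "ax": 0, "ay": 0, "az": 0}, {"grip": 0, "x": 0, "y": 0, "z": 1, "ax": 0, "ay": 0, "az": 0}, {"grip": 0, "x": 0, "y": 0, "z": 0, "ax": 0, "ay": 0, "az": 0}, {"grip": 0, "x": 0, "y": 0, "z": 0, "ax": 0, "ay": 0, "az": 0}]'

```text
clock: 19.37
tool_pos: [0.5998, -0.0347, 0.0897]
ee_rot: [-0.001, 0.007, 1.0, 0.002]
force: [-0.3, 0.9, 0.1]
opening: 1.0
```

```bash
python3 - <<'E'
from meas import *
st()
p,R,s=cur()
I=optics.snapshot("scene");cv2.imwrite("pics/scene16.png",I);crop(I,240,190,330,260,"scene16c")
plan(p,R,[((.6005,-.036,.0345),down(179),.010)])
E
```

```text
t 19.37 p [ 0.5998 -0.0347  0.0897] x [-0.9999  0.0146  0.0014] z [-0.0013  0.0036 -1.    ] q [-0.1649  0.5207 -0.1232  0.9289  0.0033 -0.1503] F [-0.3  0.9  0.1] op 1.0
scene16c scale 8.571428571428571
0 [-0.01 -0.03  0.92] [ 0.001 -0.     0.   ]
1 [-0.02 -0.02  0.92] [ 0.001 -0.     0.   ]
2 [-0.01 -0.02  0.92] [ 0.001 -0.     0.   ]
3 [-0.01 -0.03  0.92] [ 0.001 -0.     0.   ]
4 [-0.01 -0.02  0.92] [ 0.001 -0.     0.   ]
5 [-0.02 -0.02  0.92] [ 0.001 -0.     0.   ]
```

View pics/scene16c.png

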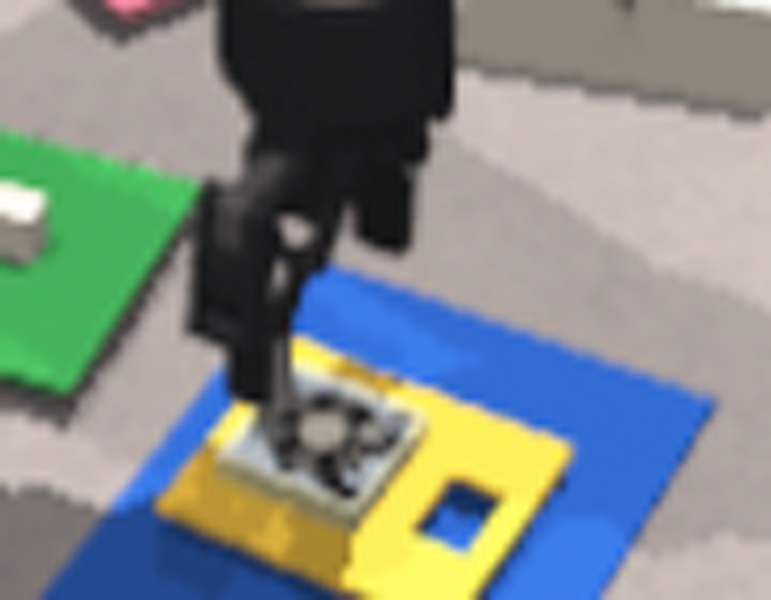

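move_arm --grip_force 50 --targets '[{"grip": 0, "x": -0.01, "y": -0.02, "z": 0.92, "ax": 0.001, "ay": 0, "az": 0}, {"grip": 0, "x": -0.02, "y": -0.02, "z": 0.92, "ax": 0.001, "ay": 0, "az": 0}, {"grip": 0, "x": -0.01, "y": -0.02, "z": 0.92, "ax": 0.001, "ay": 0, "az": 0}, {"grip": 0, "x": -0.01, "y": -0.02, "z": 0.92, "ax": 0.001, "ay": 0, "az": 0}, {"grip": 0, "x": -0.01, "y": -0.02, "z": 0.92, "ax": 0, "ay": 0, "az": 0}, {"grip": 0, "x": -0.01, "y": -0.02, "z": 0.92, "ax": 0, "ay": 0, "az": 0}, {"grip": 20, "x": 0, "y": 0, "z": 0, "ax": 0, "ay": 0, "az": 0}, {"grip": 60, "x": 0, "y": 0, "z": 0, "ax": 0, "ay": 0, "az": 0}, {"grip": 80, "x": 0, "y": 0, "z": 0, "ax": 0, "ay": 0, "az": 0}, {"grip": 100, "x": 0, "y": 0, "z": 0, "ax": 0, "ay": 0, "az": 0}, {"grip": 130, "x": 0, "y": 0, "z": 0, "ax": 0, "ay": 0, "az": 0}, {"grip": 160, "x": 0, "y": 0, "z": 0, "ax": 0, "ay": 0, "az": 0}]'

```text
clock: 20.42
tool_pos: [0.603, -0.037, 0.0361]
ee_rot: [0.002, 0.007, 1.0, -0.001]
force: [0.2, 0.0, 1.1]
opening: 0.639
```

move_arm --targets '[{"grip": 160, "x": 0, "y": 0, "z": 0, "ax": 0, "ay": 0, "az": 0}, {"grip": 160, "x": 0, "y": 0, "z": -0.5, "ax": 0, "ay": 0, "az": 0}, {"grip": 160, "x": 0, "y": 0, "z": -1, "ax": 0, "ay": 0, "az": 0}, {"grip": 160, "x": 0, "y": 0, "z": -1.5, "ax": 0, "ay": 0, "az": 0}, {"grip": 160, "x": 0, "y": 0, "z": -2, "ax": 0, "ay": 0, "az": 0}, {"grip": 160, "x": 0, "y": 0, "z": -2, "ax": 0, "ay": 0, "az": 0}, {"grip": 160, "x": 0, "y": 0, "z": -2, "ax": 0, "ay": 0, "az": 0}, {"grip": 160, "x": 0, "y": 0, "z": -2, "ax": 0, "ay": 0, "az": 0}, {"grip": 160, "x": 0, "y": 0, "z": -1, "ax": 0, "ay": 0, "az": 0}, {"grip": 160, "x": 0, "y": 0, "z": 0, "ax": 0, "ay": 0, "az": 0}, {"grip": 160, "x": 0, "y": 0, "z": 0, "ax": 0, "ay": 0, "az": 0}]'

```text
clock: 21.33
tool_pos: [0.6024, -0.0368, 0.1557]
ee_rot: [0.001, 0.007, 1.0, -0.001]
force: [-0.8, -0.2, -1.9]
opening: 0.64
```

```bash
python3 - <<'E'
from meas import *
st()
p,R,s=cur()
for n in("scene","top"):
    I=optics.snapshot(n);cv2.imwrite(f"pics/{n}17.png",I);crop(I,*((240,150,345,230) if n=="scene" else (220,140,300,200)),n+"17c")
    for k,z,y in(("lf",-.04,.05),("ln",-.04,-.05),("hn",.075,-.05),("hf",.075,.05)):
        print(n,k,proj(n,np.array([p[0]-.0025+z,p[1]+.001+y,p[2]-.019])))
E
```

```text
t 21.33 p [ 0.6024 -0.0368  0.1557] x [-0.9999  0.014  -0.0026] z [ 0.0026 -0.0014 -1.    ] q [-0.1656  0.4727 -0.0203  1.075  -0.0009 -0.1515] F [-0.8 -0.2 -1.9] op 0.64
scene17c scale 7.5
scene lf [273.2035 200.0644]
scene ln [256.847  219.4083]
scene hn [294.2434 233.0364]
scene hf [308.8436 211.9609]
top17c scale 10.0
top lf [247.4254 186.3158]
top ln [272.7588 185.7159]
top hn [271.7931 157.6472]
top hf [246.861  158.2274]
```

View pics/scene17c.png

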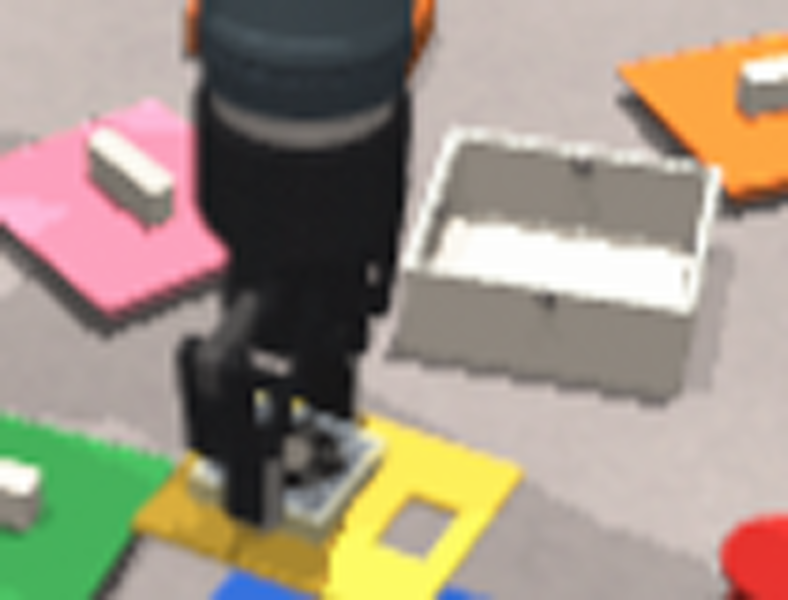

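View pics/top17c.png

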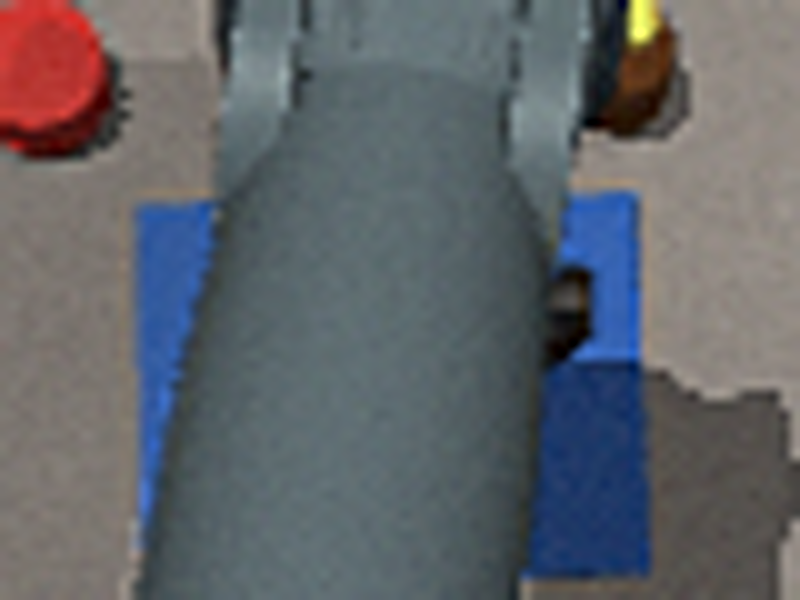

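```bash
python3 - <<'E'
from meas import *
p,R,s=cur();Rt=down(192.8)
print(chk((.572,.2926,.1),Rt,s["joint_positions"][:5]))
plan(p,R,[((.572,.2926,.15),Rt),((.572,.2926,.11),Rt)],vmax=.03)
E
```

```text
(array([0.3742, 0.5886, 0.0236, 1.0058, 0.    ]), np.float64(3.600208523426324e-26))
0 [0.28 2.74 0.03] [-0.   -0.   -0.02]
1 [0.23 2.74 0.03] [-0.   -0.   -0.02]
2 [0.17 2.75 0.03] [-0.   -0.   -0.02]
3 [0.12 2.75 0.04] [-0.   -0.   -0.02]
4 [0.06 2.76 0.03] [-0.   -0.   -0.02]
5 [0.   2.75 0.03] [-0.   -0.   -0.02]
6 [-0.04  2.75  0.03] [-0.   -0.   -0.02]
7 [-0.11  2.76  0.03] [-0.   -0.   -0.02]
8 [-0.16  2.74  0.03] [-0.   -0.   -0.02]
9 [-0.21  2.75  0.03] [-0.   -0.   -0.02]
10 [-0.27  2.74  0.03] [-0.   -0.   -0.02]
11 [-0.32  2.74  0.04] [-0.   -0.   -0.02]
12 [-0. -0.  2.] [-0.    -0.001  0.001]
13 [-0.01 -0.    2.  ] [-0.    -0.001  0.001]
```

move_arm --targets '[{"grip": 160, "x": 0.28, "y": 2.74, "z": 0, "ax": 0, "ay": 0, "az": -0.02}, {"grip": 160, "x": 0.23, "y": 2.74, "z": 0, "ax": 0, "ay": 0, "az": -0.02}, {"grip": 160, "x": 0.17, "y": 2.75, "z": 0, "ax": 0, "ay": 0, "az": -0.02}, {"grip": 160, "x": 0.12, "y": 2.75, "z": 0, "ax": 0, "ay": 0, "az": -0.02}, {"grip": 160, "x": 0.06, "y": 2.75, "z": 0, "ax": 0, "ay": 0, "az": -0.02}, {"grip": 160, "x": 0, "y": 2.75, "z": 0, "ax": 0, "ay": 0, "az": -0.02}, {"grip": 160, "x": -0.04, "y": 2.75, "z": 0, "ax": 0, "ay": 0, "az": -0.02}, {"grip": 160, "x": -0.11, "y": 2.75, "z": 0, "ax": 0, "ay": 0, "az": -0.02}, {"grip": 160, "x": -0.16, "y": 2.75, "z": 0, "ax": 0, "ay": 0, "az": -0.02}, {"grip": 160, "x": -0.21, "y": 2.75, "z": 0, "ax": 0, "ay": 0, "az": -0.02}, {"grip": 160, "x": -0.27, "y": 2.75, "z": 0, "ax": 0, "ay": 0, "az": -0.02}, {"grip": 160, "x": -0.32, "y": 2.75, "z": 0, "ax": 0, "ay": 0, "az": -0.02}]'

```text
clock: 22.43
tool_pos: [0.5715, 0.2935, 0.1529]
ee_rot: [-0.001, -0.113, 0.994, -0.001]
force: [0.6, 0.3, -0.8]
opening: 0.639
```

move_arm --targets '[{"grip": 160, "x": 0, "y": 0, "z": 1.5, "ax": 0, "ay": 0, "az": 0}, {"grip": 160, "x": 0, "y": 0, "z": 1.5, "ax": 0, "ay": 0, "az": 0}, {"grip": 160, "x": 0, "y": 0, "z": 1, "ax": 0, "ay": 0, "az": 0}, {"grip": 160, "x": 0, "y": 0, "z": 0.5, "ax": 0, "ay": 0, "az": 0}, {"grip": 160, "x": 0, "y": 0, "z": 0, "ax": 0, "ay": 0, "az": 0}, {"grip": 160, "x": 0, "y": 0, "z": 0, "ax": 0, "ay": 0, "az": 0}]'

```text
clock: 22.93
tool_pos: [0.5727, 0.2919, 0.1094]
ee_rot: [0.0, -0.112, 0.994, -0.001]
force: [-0.3, 0.2, -0.6]
opening: 0.639
```

```bash
python3 - <<'E'
from meas import *
st()
p,R,s=cur()
for n in("scene","top"):
    I=optics.snapshot(n);cv2.imwrite(f"pics/{n}18.png",I);crop(I,*((275,140,355,200) if n=="scene" else (150,150,220,215)),n+"18c")
E
```

```text
t 22.93 p [0.5727 0.2919 0.1094] x [-0.9747 -0.2233  0.0002] z [ 0.0002 -0.0017 -1.    ] q [ 0.3736  0.5827  0.0389  1.0275 -0.0016  0.1483] F [-0.3  0.2 -0.6] op 0.639
scene18c scale 10.0
top18c scale 9.23076923076923
```

View pics/scene18c.png

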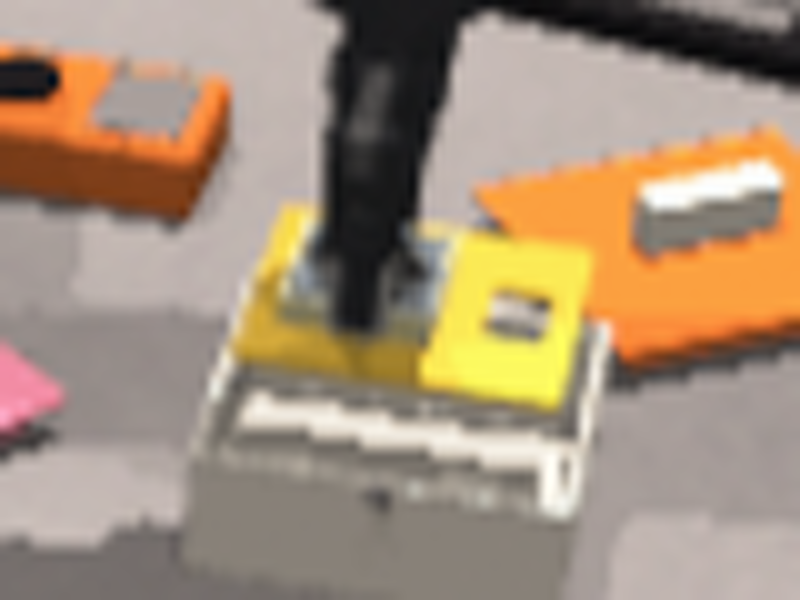

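View pics/top18c.png

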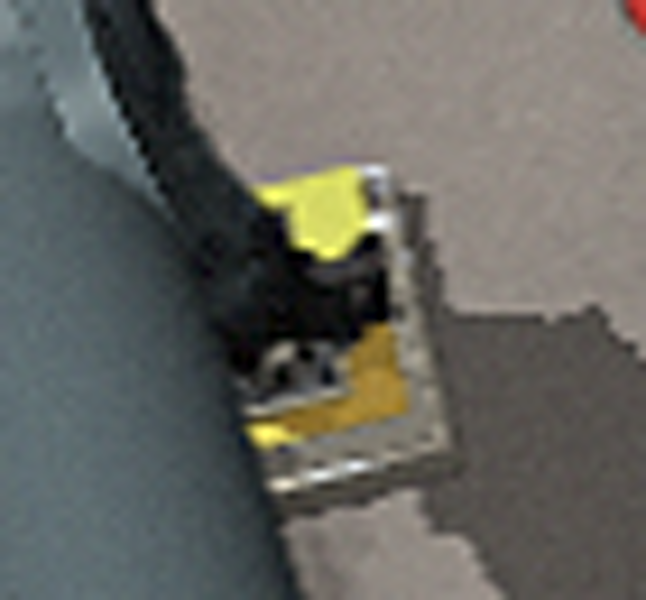

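```bash
python3 - <<'E'
from meas import *
p,R,s=cur()
S=lambda a:mm(275,140,10,a);T=lambda a:mm(150,150,9.230769,a)
sc={k:onz("scene",S(a),.0922) for k,a in(("ln",(233,350)),("hn",(557,406)),("hf",(594,249)),("lf",(288,204)))}
for k in sc: print(k,sc[k][:2])
c=sum(sc.values())/4;print("scene card ctr",c)
for a,b in(("ln","hn"),("lf","hf")): v=sc[b]-sc[a];print("len",np.linalg.norm(v),np.degrees(np.arctan2(v[1],v[0])))
for a,b in(("ln","lf"),("hn","hf")): v=sc[b]-sc[a];print("wid",np.linalg.norm(v),np.degrees(np.arctan2(v[1],v[0]))-90)
print("tri hn",tri(S((557,406)),T((362,168))),"ln",tri(S((233,350)),T((408,410))))
print("expected ctr from tool", p+R.apply([.0022-.0175,0,.0172]))
for n,q in(("T hn",(362,168)),("T ln",(408,410))): print(n,onz("top",T(q),.0922)[:2])
# tub near rim in these pictures
for k,q in(("tub ln",(190,455)),("tub hn",(575,515)),("tub hf",(608,325))): print(k,onz("scene",S(q),.052)[:2])
for k,q in(("tub hn",(383,170)),("tub ln",(455,455))): print(k,onz("top",T(q),.052)[:2])
E
```

```text
ln [0.5442 0.2348]
hn [0.6555 0.2567]
hf [0.6326 0.3574]
lf [0.5225 0.3326]
scene card ctr [0.5887 0.2954 0.0922]
len 0.1134655220250226 11.136454222940818
len 0.11284818241057218 12.70204014531718
wid 0.10019615427761817 12.503694470995768
wid 0.10329582331594897 12.828576801586848
tri hn (array([0.6545, 0.2567, 0.0915]), np.float64(0.002016652222933079)) ln (array([0.5434, 0.2348, 0.0917]), np.float64(0.0014771394728649403))
expected ctr from tool [0.5886 0.2957 0.0936]
T hn [0.6534 0.2561]
T ln [0.5427 0.2343]
tub ln [0.5358 0.2221]
tub hn [0.668  0.2538]
tub hf [0.6378 0.3721]
tub hn [0.6629 0.254 ]
tub ln [0.529  0.2198]
```

move_arm --targets '[{"grip": 160, "x": 0.13, "y": 0.14, "z": 0.5, "ax": 0, "ay": 0, "az": -0.006}, {"grip": 160, "x": 0, "y": 0, "z": 1, "ax": 0, "ay": 0, "az": 0}, {"grip": 160, "x": 0, "y": 0, "z": 1, "ax": 0, "ay": 0, "az": 0}, {"grip": 160, "x": 0, "y": 0, "z": 0.7, "ax": 0, "ay": 0, "az": 0}, {"grip": 160, "x": 0, "y": 0, "z": 0.4, "ax": 0, "ay": 0, "az": 0}, {"grip": 160, "x": 0, "y": 0, "z": 0, "ax": 0, "ay": 0, "az": 0}, {"grip": 160, "x": 0, "y": 0, "z": 0, "ax": 0, "ay": 0, "az": 0}]'

```text
clock: 23.62
tool_pos: [0.5711, 0.2934, 0.0734]
ee_rot: [0.0, -0.116, 0.993, -0.001]
force: [1.2, 1.2, -0.5]
opening: 0.639
```

```bash
python3 - <<'E'
from meas import *
st()
p,R,s=cur()
for n in("scene","top"):
    I=optics.snapshot(n);cv2.imwrite(f"pics/{n}19.png",I);crop(I,*((285,145,350,200) if n=="scene" else (150,150,220,215)),n+"19c")
E
```

```text
t 23.62 p [0.5711 0.2934 0.0734] x [-0.9732 -0.2298 -0.0001] z [ 0.0005 -0.0016 -1.    ] q [ 0.3766  0.6095 -0.0136  0.9479 -0.0016  0.1447] F [ 1.2  1.2 -0.5] op 0.639
scene19c scale 10.909090909090908
top19c scale 9.23076923076923
```

View pics/scene19c.png

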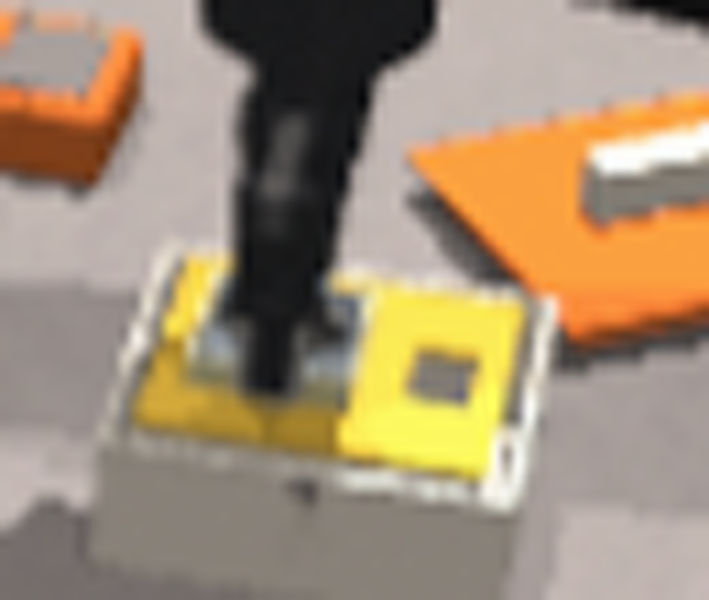

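View pics/top19c.png

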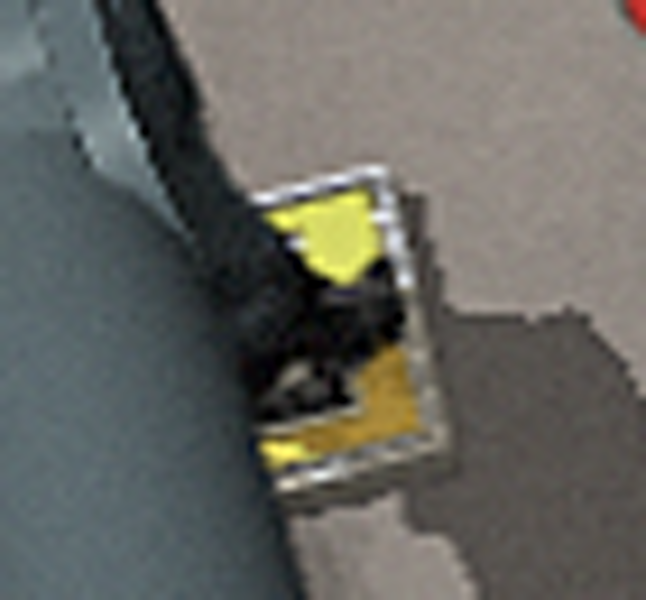

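move_arm --targets '[{"grip": 160, "x": 0, "y": 0, "z": 0.4, "ax": 0, "ay": 0, "az": 0}, {"grip": 160, "x": 0, "y": 0, "z": 0.4, "ax": 0, "ay": 0, "az": 0}, {"grip": 160, "x": 0, "y": 0, "z": 0.3, "ax": 0, "ay": 0, "az": 0}, {"grip": 160, "x": 0, "y": 0, "z": 0, "ax": 0, "ay": 0, "az": 0}]'

```text
clock: 24.05
tool_pos: [0.5709, 0.2933, 0.062]
ee_rot: [-0.0, -0.116, 0.993, -0.001]
force: [0.4, 0.2, -0.8]
opening: 0.639
```

move_arm --targets '[{"grip": 160, "x": 0, "y": 0, "z": 0.3, "ax": 0, "ay": 0, "az": 0}, {"grip": 160, "x": 0, "y": 0, "z": 0.3, "ax": 0, "ay": 0, "az": 0}, {"grip": 160, "x": 0, "y": 0, "z": 0, "ax": 0, "ay": 0, "az": 0}]'

```text
clock: 24.3
tool_pos: [0.5711, 0.2933, 0.0562]
ee_rot: [0.0, -0.116, 0.993, -0.001]
force: [0.2, -0.5, -0.7]
opening: 0.637
```

move_arm --targets '[{"grip": 160, "x": 0, "y": 0, "z": 0.5, "ax": 0, "ay": 0, "az": 0}, {"grip": 160, "x": 0, "y": 0, "z": 0.5, "ax": 0, "ay": 0, "az": 0}, {"grip": 160, "x": 0, "y": 0, "z": 0.4, "ax": 0, "ay": 0, "az": 0}, {"grip": 160, "x": 0, "y": 0, "z": 0.2, "ax": 0, "ay": 0, "az": 0}, {"grip": 160, "x": 0, "y": 0, "z": 0, "ax": 0, "ay": 0, "az": 0}, {"grip": 160, "x": 0, "y": 0, "z": 0, "ax": 0, "ay": 0, "az": 0}]'

```text
clock: 24.8
tool_pos: [0.5713, 0.2934, 0.0407]
ee_rot: [0.0, -0.116, 0.993, -0.001]
force: [-0.6, -0.2, -1.3]
opening: 0.644
```

move_arm --targets '[{"grip": 160, "x": 0, "y": 0, "z": 0.15, "ax": 0, "ay": 0, "az": 0}, {"grip": 160, "x": 0, "y": 0, "z": 0.1, "ax": 0, "ay": 0, "az": 0}, {"grip": 160, "x": 0, "y": 0, "z": 0, "ax": 0, "ay": 0, "az": 0}]'

```text
clock: 25.05
tool_pos: [0.5715, 0.2935, 0.0384]
ee_rot: [0.001, -0.116, 0.993, -0.001]
force: [-0.2, -0.4, -1.2]
opening: 0.643
```

move_arm --targets '[{"grip": 160, "x": 0, "y": 0, "z": 0.1, "ax": 0, "ay": 0, "az": 0}, {"grip": 160, "x": 0, "y": 0, "z": 0, "ax": 0, "ay": 0, "az": 0}, {"grip": 160, "x": 0, "y": 0, "z": 0, "ax": 0, "ay": 0, "az": 0}]'

```text
clock: 25.3
tool_pos: [0.5715, 0.2935, 0.0374]
ee_rot: [0.001, -0.116, 0.993, -0.001]
force: [-0.8, 0.7, -1.3]
opening: 0.637
```

move_arm --targets '[{"grip": 160, "x": 0, "y": 0, "z": 0.08, "ax": 0, "ay": 0, "az": 0}, {"grip": 160, "x": 0, "y": 0, "z": 0, "ax": 0, "ay": 0, "az": 0}, {"grip": 160, "x": 0, "y": 0, "z": 0, "ax": 0, "ay": 0, "az": 0}]'

```text
clock: 25.55
tool_pos: [0.5716, 0.2935, 0.0371]
ee_rot: [0.001, -0.116, 0.993, -0.001]
force: [-1.3, -0.7, 3.4]
opening: 0.639
```

move_arm --targets '[{"grip": 90, "x": 0, "y": 0, "z": 0, "ax": 0, "ay": 0, "az": 0}, {"grip": 60, "x": 0, "y": 0, "z": 0, "ax": 0, "ay": 0, "az": 0}, {"grip": 45, "x": 0, "y": 0, "z": 0, "ax": 0, "ay": 0, "az": 0}, {"grip": 45, "x": 0, "y": 0, "z": 0, "ax": 0, "ay": 0, "az": 0}, {"grip": 45, "x": 0, "y": 0, "z": -0.3, "ax": 0, "ay": 0, "az": 0}, {"grip": 45, "x": 0, "y": 0, "z": -1, "ax": 0, "ay": 0, "az": 0}, {"grip": 45, "x": 0, "y": 0, "z": -2, "ax": 0, "ay": 0, "az": 0}, {"grip": 45, "x": 0, "y": 0, "z": -3, "ax": 0, "ay": 0, "az": 0}, {"grip": 45, "x": 0, "y": 0, "z": -3, "ax": 0, "ay": 0, "az": 0}, {"grip": 45, "x": 0, "y": 0, "z": -3, "ax": 0, "ay": 0, "az": 0}, {"grip": 45, "x": 0, "y": 0, "z": -3, "ax": 0, "ay": 0, "az": 0}]'

```text
clock: 26.47
tool_pos: [0.5712, 0.2937, 0.1922]
ee_rot: [0.001, -0.116, 0.993, -0.001]
force: [0.6, -0.2, -0.5]
opening: 0.822
```

```bash
python3 - <<'E'
from meas import *
st()
p,R,s=cur()
# lid measure from first pics
for n in("scene","top"):
    I=cv2.imread(f"pics/{n}0.png")
    m=mask(I,(45,80,60),(80,255,255))
    cs=blobs(m,500); c=cs[1]
    mm_=np.zeros_like(m);cv2.drawContours(mm_,[cv2.convexHull(c)],-1,255,-1)
    quad(n,I,mm_,.019,"lid")
S=lambda a:mm(205,195,12.307692,a);T=lambda a:mm(230,200,13.043478,a)
for k,a,b in(("A",(268,78),(95,550)),("B",(718,205),(48,118)),("C",(540,500),(438,72)),("D",(55,355),(493,505))): print(k,*tri(S(a),T(b)))
for k,a,b in(("h+y-x",(300,160),(248,393)),("h+y+x",(497,215),(236,208)),("h-y+x",(468,255),(278,208)),("h-y-x",(275,203),(305,393))): print(k,*tri(S(a),T(b)))
plan(p,R,[((.50,.12,.20),down(187))])
E
```

```text
t 26.47 p [0.5712 0.2937 0.1922] x [-0.9732 -0.2299 -0.0022] z [ 0.0024 -0.0008 -1.    ] q [ 0.377   0.5344  0.1766  1.2111 -0.0017  0.145 ] F [ 0.6 -0.2 -0.5] op 0.822
lid scene rect mm [429.2   6.1] [145.  134.6] 5.9 poly [[210, 222], [226, 202], [262, 211], [248, 235]] world [[0.365, -0.054], [0.353, 0.059], [0.487, 0.077], [0.505, -0.047]]
lid top rect mm [425.2   8.3] [145.1 132.4] 5.9 poly [[262, 205], [267, 238], [237, 241], [234, 209]] world [[0.502, -0.044], [0.362, -0.061], [0.352, 0.065], [0.487, 0.075]]
A [0.3498 0.0658 0.0179] 0.0009815283358319599
B [0.4896 0.0788 0.0175] 0.000260307389640544
C [ 0.5037 -0.0471  0.0169] 0.0050613894635666975
D [ 0.3626 -0.0608  0.0165] 0.004685912164642747
h+y-x [0.3963 0.0148 0.0429] 0.0007821761032633754
h+y+x [0.4556 0.0178 0.0451] 0.0008476076006975395
h-y+x [0.4553 0.0042 0.0413] 0.00021681824550637646
h-y-x [ 0.3973 -0.0023  0.0403] 0.0023389303637781867
0 [ 2.18 -3.05 -0.16] [-0.     0.     0.022]
1 [ 2.12 -3.1  -0.15] [-0.     0.     0.022]
2 [ 2.05 -3.15 -0.16] [-0.     0.     0.022]
3 [ 1.97 -3.19 -0.16] [-0.     0.     0.022]
4 [ 1.91 -3.24 -0.15] [-0.     0.     0.022]
```

```bash
python3 - <<'E'
from meas import *
p,R,s=cur()
print(chk((.426,.009,.04),down(185.7),s["joint_positions"][:5]))
plan(p,R,[((.426,.009,.11),down(185.7))],vmax=.033)
E
```

```text
(array([-0.128 ,  0.2802, -0.6652,  0.6254, -0.    ]), np.float64(1.614453567781285e-23))
0 [ 2.07 -2.44  0.82] [-0.     0.     0.013]
1 [ 2.04 -2.46  0.82] [-0.     0.     0.013]
2 [ 2.   -2.49  0.82] [-0.     0.     0.013]
3 [ 1.97 -2.51  0.82] [-0.     0.     0.013]
4 [ 1.94 -2.54  0.82] [-0.     0.     0.013]
5 [ 1.91 -2.57  0.82] [-0.     0.     0.013]
6 [ 1.87 -2.59  0.82] [-0.     0.     0.013]
7 [ 1.84 -2.61  0.83] [-0.     0.     0.013]
8 [ 1.81 -2.64  0.82] [-0.     0.     0.013]
9 [ 1.77 -2.66  0.82] [-0.     0.     0.013]
```

move_arm --targets '[{"grip": 45, "x": 2.07, "y": -2.44, "z": 0.8, "ax": 0, "ay": 0, "az": 0.013}, {"grip": 60, "x": 2.04, "y": -2.46, "z": 0.8, "ax": 0, "ay": 0, "az": 0.013}, {"grip": 80, "x": 2, "y": -2.49, "z": 0.8, "ax": 0, "ay": 0, "az": 0.013}, {"grip": 100, "x": 1.97, "y": -2.51, "z": 0.8, "ax": 0, "ay": 0, "az": 0.013}, {"grip": 110, "x": 1.94, "y": -2.54, "z": 0.8, "ax": 0, "ay": 0, "az": 0.013}, {"grip": 110, "x": 1.91, "y": -2.57, "z": 0.8, "ax": 0, "ay": 0, "az": 0.013}, {"grip": 110, "x": 1.87, "y": -2.59, "z": 0.8, "ax": 0, "ay": 0, "az": 0.013}, {"grip": 110, "x": 1.84, "y": -2.61, "z": 0.8, "ax": 0, "ay": 0, "az": 0.013}, {"grip": 110, "x": 1.81, "y": -2.64, "z": 0.8, "ax": 0, "ay": 0, "az": 0.013}, {"grip": 110, "x": 1.77, "y": -2.66, "z": 0.8, "ax": 0, "ay": 0, "az": 0.013}, {"grip": 110, "x": 0, "y": 0, "z": 0, "ax": 0, "ay": 0, "az": 0}, {"grip": 110, "x": 0, "y": 0, "z": 0, "ax": 0, "ay": 0, "az": 0}]'

```text
clock: 27.47
tool_pos: [0.4253, 0.008, 0.1102]
ee_rot: [0.001, -0.049, 0.999, -0.0]
force: [-0.8, 0.1, -0.1]
opening: 0.568
```

```bash
python3 - <<'E'
from meas import *
st()
p,R,s=cur()
for n in("scene","top"):
    I=optics.snapshot(n);cv2.imwrite(f"pics/{n}20.png",I);crop(I,*((285,160,345,205) if n=="scene" else (155,160,210,212)),n+"20t")
    crop(I,*((200,180,275,240) if n=="scene" else (220,190,280,250)),n+"20l")
plan(p,R,[((.4262,.0088,.055),down(185.7),.012)])
E
```

```text
t 27.47 p [0.4253 0.008  0.1102] x [-0.9951 -0.0987 -0.0013] z [ 0.0014 -0.0008 -1.    ] q [-0.1301  0.1825 -0.5708  0.816  -0.0006 -0.2289] F [-0.8  0.1 -0.1] op 0.568
scene20t scale 13.333333333333334
scene20l scale 10.0
top20t scale 11.538461538461538
top20l scale 10.0
0 [-0.02  0.01  1.1 ] [-0.  0. -0.]
1 [-0.02  0.02  1.11] [-0.  0. -0.]
2 [-0.02  0.01  1.1 ] [-0.  0. -0.]
3 [-0.02  0.02  1.1 ] [-0.  0. -0.]
4 [-0.01  0.01  1.11] [-0.  0. -0.]
```

View pics/scene20t.png

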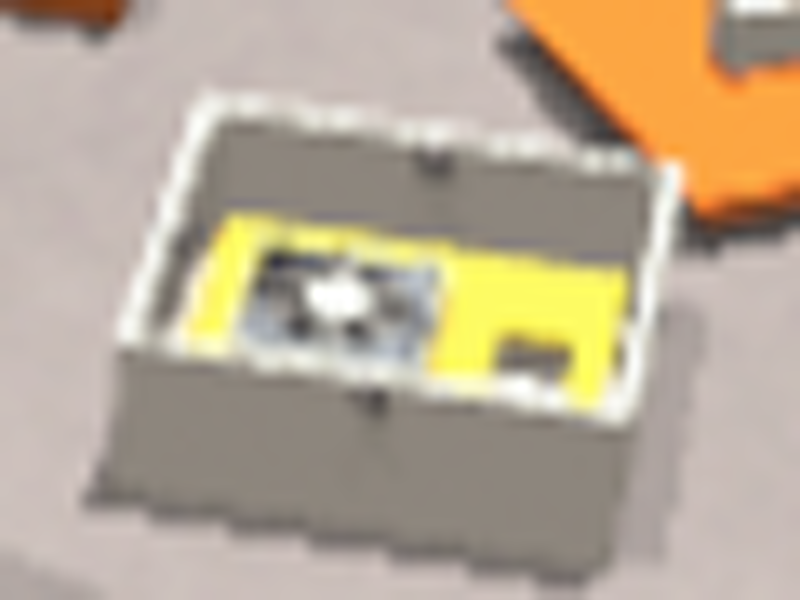

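View pics/top20t.png

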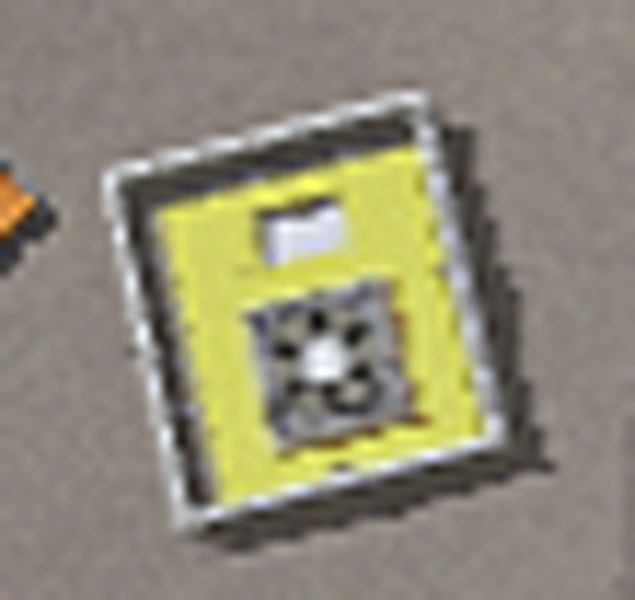

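View pics/scene20l.png

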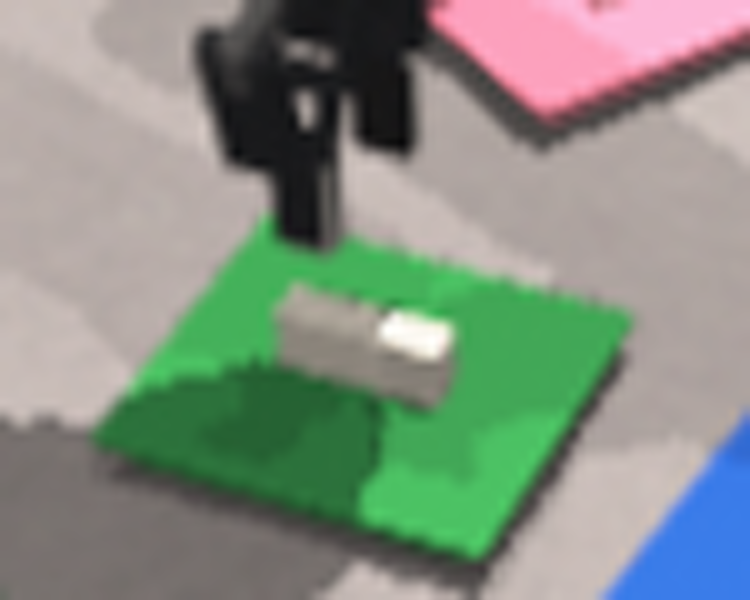

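move_arm --grip_force 60 --targets '[{"grip": 110, "x": -0.02, "y": 0.01, "z": 1.1, "ax": 0, "ay": 0, "az": 0}, {"grip": 110, "x": -0.02, "y": 0.02, "z": 1.1, "ax": 0, "ay": 0, "az": 0}, {"grip": 110, "x": -0.02, "y": 0.01, "z": 1.1, "ax": 0, "ay": 0, "az": 0}, {"grip": 110, "x": -0.02, "y": 0.02, "z": 1.1, "ax": 0, "ay": 0, "az": 0}, {"grip": 110, "x": -0.01, "y": 0.01, "z": 1.1, "ax": 0, "ay": 0, "az": 0}, {"grip": 110, "x": 0, "y": 0, "z": 0.8, "ax": 0, "ay": 0, "az": 0}, {"grip": 110, "x": 0, "y": 0, "z": 0.65, "ax": 0, "ay": 0, "az": 0}, {"grip": 110, "x": 0, "y": 0, "z": 0, "ax": 0, "ay": 0, "az": 0}, {"grip": 110, "x": 0, "y": 0, "z": 0, "ax": 0, "ay": 0, "az": 0}]'

```text
clock: 28.32
tool_pos: [0.4272, 0.01, 0.0403]
ee_rot: [0.001, -0.051, 0.999, -0.001]
force: [-0.4, -0.9, -0.2]
opening: 0.567
```

```bash
python3 - <<'E'
from meas import *
st()
I=optics.snapshot("scene");crop(I,200,180,275,240,"scene21l")
E
```

```text
t 28.32 p [0.4272 0.01   0.0403] x [-0.9947 -0.1026 -0.0013] z [ 0.0014 -0.0011 -1.    ] q [-0.1246  0.2806 -0.6633  0.6255 -0.0009 -0.2274] F [-0.4 -0.9 -0.2] op 0.567
scene21l scale 10.0
```

View pics/scene21l.png

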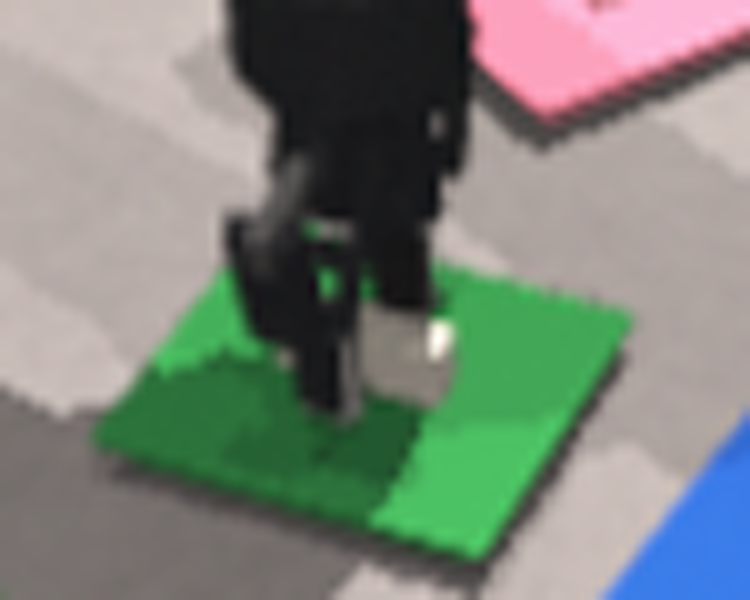

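move_arm --targets '[{"grip": 140, "x": 0, "y": 0, "z": 0, "ax": 0, "ay": 0, "az": 0}, {"grip": 170, "x": 0, "y": 0, "z": 0, "ax": 0, "ay": 0, "az": 0}, {"grip": 190, "x": 0, "y": 0, "z": 0, "ax": 0, "ay": 0, "az": 0}, {"grip": 205, "x": 0, "y": 0, "z": 0, "ax": 0, "ay": 0, "az": 0}, {"grip": 230, "x": 0, "y": 0, "z": 0, "ax": 0, "ay": 0, "az": 0}, {"grip": 240, "x": 0, "y": 0, "z": 0, "ax": 0, "ay": 0, "az": 0}, {"grip": 240, "x": 0, "y": 0, "z": 0, "ax": 0, "ay": 0, "az": 0}]'

```text
clock: 28.95
tool_pos: [0.4272, 0.0096, 0.0407]
ee_rot: [0.001, -0.051, 0.999, -0.001]
force: [-1.2, -0.7, 5.4]
opening: 0.169
```

move_arm --targets '[{"grip": 240, "x": 0, "y": 0, "z": -0.3, "ax": 0, "ay": 0, "az": 0}, {"grip": 240, "x": 0, "y": 0, "z": -1, "ax": 0, "ay": 0, "az": 0}, {"grip": 240, "x": 0, "y": 0, "z": -2, "ax": 0, "ay": 0, "az": 0}, {"grip": 240, "x": 0, "y": 0, "z": -3, "ax": 0, "ay": 0, "az": 0}, {"grip": 240, "x": 0, "y": 0, "z": -3, "ax": 0, "ay": 0, "az": 0}, {"grip": 240, "x": 0, "y": 0, "z": -2, "ax": 0, "ay": 0, "az": 0}, {"grip": 240, "x": 0, "y": 0, "z": -1, "ax": 0, "ay": 0, "az": 0}, {"grip": 240, "x": 0, "y": 0, "z": 0, "ax": 0, "ay": 0, "az": 0}, {"grip": 240, "x": 0, "y": 0, "z": 0, "ax": 0, "ay": 0, "az": 0}]'

```text
clock: 29.7
tool_pos: [0.427, 0.0098, 0.1633]
ee_rot: [0.001, -0.051, 0.999, -0.001]
force: [-0.6, 0.4, -0.8]
opening: 0.176
```

```bash
python3 - <<'E'
from meas import *
st()
p,R,s=cur()
for n in("scene","top"):
    I=optics.snapshot(n);cv2.imwrite(f"pics/{n}22.png",I);crop(I,*((195,130,285,210) if n=="scene" else (215,190,285,255)),n+"22l")
# predicted lid plate-top corners at grasp: lid ctr (.4262,.009), yaw 5.7 ; tool at (.4272,.0096)
E
```

```text
t 29.7 p [0.427  0.0098 0.1633] x [-0.9948 -0.1017 -0.0024] z [ 0.0025 -0.0013 -1.    ] q [-0.1252  0.1312 -0.4788  0.9581 -0.001  -0.2271] F [-0.6  0.4 -0.8] op 0.176
scene22l scale 7.5
top22l scale 9.23076923076923
```

View pics/scene22l.png

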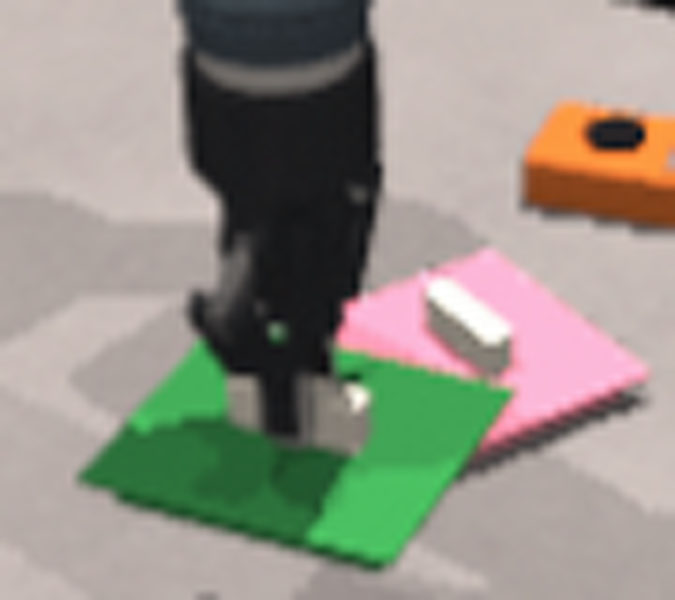

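View pics/top22l.png

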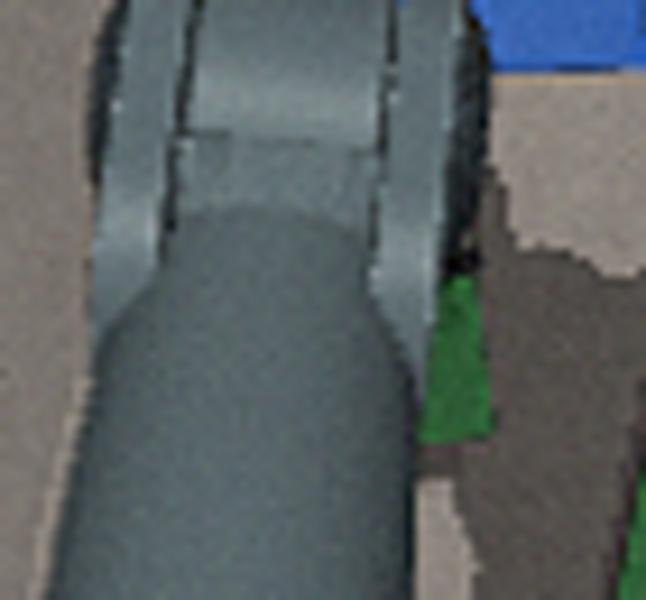

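```bash
python3 - <<'E'
from meas import *
p,R,s=cur()
S=lambda a:mm(195,130,7.5,a)
z=p[2]-.0217
W={k:onz("scene",S(a),z) for k,a in(("D",(80,480)),("C",(387,564)),("B",(513,393)))}
for k in W: print(k,W[k][:2])
c=(W["D"]+W["B"])/2;print("ctr",c[:2],"tool-frame off",R.inv().apply(c-p)*1000)
for a,b,o in(("D","C",0),("C","B",90)):
    v=W[b]-W[a];print(np.linalg.norm(v),np.degrees(np.arctan2(v[1],v[0]))-o)
Rt=down(193.3);tc=np.array([.5868,.2966]);off=np.array([.001,0,0]);t=np.r_[tc,0]-Rt.apply(off);t[2]=.14;print(t)
plan(p,R,[(t+[0,0,.02],Rt),(t-[0,0,.02],Rt)],vmax=.03)
E
```

```text
D [ 0.365  -0.0611]
C [ 0.5027 -0.0478]
B [0.4907 0.0772]
ctr [0.4279 0.0081] tool-frame off [-1.9913 -2.0312 21.7001]
0.13828104101355268 5.516544981384638
0.12555637192785213 5.456542161433688
[0.5878 0.2968 0.14  ]
0 [-1.73  2.44  0.02] [-0.    -0.    -0.012]
1 [-1.76  2.43  0.01] [-0.    -0.    -0.012]
2 [-1.79  2.4   0.02] [-0.    -0.    -0.012]
3 [-1.82  2.38  0.01] [-0.    -0.    -0.012]
4 [-1.84  2.36  0.02] [-0.    -0.    -0.012]
5 [-1.88  2.34  0.01] [-0.    -0.    -0.012]
6 [-1.9   2.31  0.02] [-0.    -0.    -0.012]
7 [-1.93  2.29  0.01] [-0.    -0.    -0.012]
8 [-1.96  2.27  0.02] [-0.    -0.    -0.012]
9 [-1.98  2.25  0.01] [-0.    -0.    -0.012]
10 [-2.01  2.22  0.02] [-0.    -0.    -0.012]
11 [-0. -0.  2.] [-0.    -0.     0.001]
12 [-0.01 -0.    2.  ] [-0.    -0.     0.001]
```

move_arm --targets '[{"grip": 240, "x": -1.73, "y": 2.44, "z": 0, "ax": 0, "ay": 0, "az": -0.012}, {"grip": 240, "x": -1.76, "y": 2.43, "z": 0, "ax": 0, "ay": 0, "az": -0.012}, {"grip": 240, "x": -1.79, "y": 2.4, "z": 0, "ax": 0, "ay": 0, "az": -0.012}, {"grip": 240, "x": -1.82, "y": 2.38, "z": 0, "ax": 0, "ay": 0, "az": -0.012}, {"grip": 240, "x": -1.84, "y": 2.36, "z": 0, "ax": 0, "ay": 0, "az": -0.012}, {"grip": 240, "x": -1.88, "y": 2.34, "z": 0, "ax": 0, "ay": 0, "az": -0.012}, {"grip": 240, "x": -1.9, "y": 2.31, "z": 0, "ax": 0, "ay": 0, "az": -0.012}, {"grip": 240, "x": -1.93, "y": 2.29, "z": 0, "ax": 0, "ay": 0, "az": -0.012}, {"grip": 240, "x": -1.96, "y": 2.27, "z": 0, "ax": 0, "ay": 0, "az": -0.012}, {"grip": 240, "x": -1.98, "y": 2.25, "z": 0, "ax": 0, "ay": 0, "az": -0.012}, {"grip": 240, "x": -1.95, "y": 2.22, "z": 0, "ax": 0, "ay": 0, "az": -0.012}]'

```text
clock: 30.72
tool_pos: [0.5877, 0.2976, 0.1608]
ee_rot: [-0.001, -0.117, 0.993, -0.001]
force: [0.5, -0.6, -1.5]
opening: 0.173
```

move_arm --targets '[{"grip": 240, "x": 0, "y": 0, "z": 1.5, "ax": 0, "ay": 0, "az": 0}, {"grip": 240, "x": 0, "y": 0, "z": 1.5, "ax": 0, "ay": 0, "az": 0}, {"grip": 240, "x": 0, "y": 0, "z": 1, "ax": 0, "ay": 0, "az": 0}, {"grip": 240, "x": 0, "y": 0, "z": 0.5, "ax": 0, "ay": 0, "az": 0}, {"grip": 240, "x": 0, "y": 0, "z": 0, "ax": 0, "ay": 0, "az": 0}, {"grip": 240, "x": 0, "y": 0, "z": 0, "ax": 0, "ay": 0, "az": 0}]'

```text
clock: 31.22
tool_pos: [0.5877, 0.296, 0.1177]
ee_rot: [-0.0, -0.116, 0.993, -0.001]
force: [-0.8, -0.3, -1.5]
opening: 0.17
```

```bash
python3 - <<'E'
from meas import *
st()
for n in("scene","top"):
    I=optics.snapshot(n);cv2.imwrite(f"pics/{n}23.png",I);crop(I,*((275,140,355,200) if n=="scene" else (145,150,225,215)),n+"23c")
E
```

```text
t 31.22 p [0.5877 0.296  0.1177] x [-0.9729 -0.2313  0.0003] z [ 0.0001 -0.0017 -1.    ] q [ 0.371   0.6072  0.1044  1.0685 -0.0016  0.1376] F [-0.8 -0.3 -1.5] op 0.17
scene23c scale 10.0
top23c scale 9.23076923076923
```

View pics/scene23c.png

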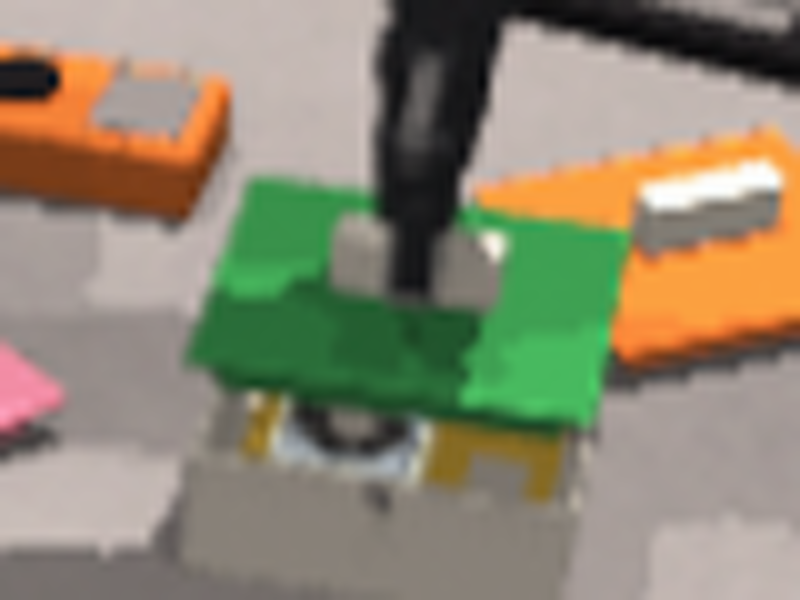

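View pics/top23c.png

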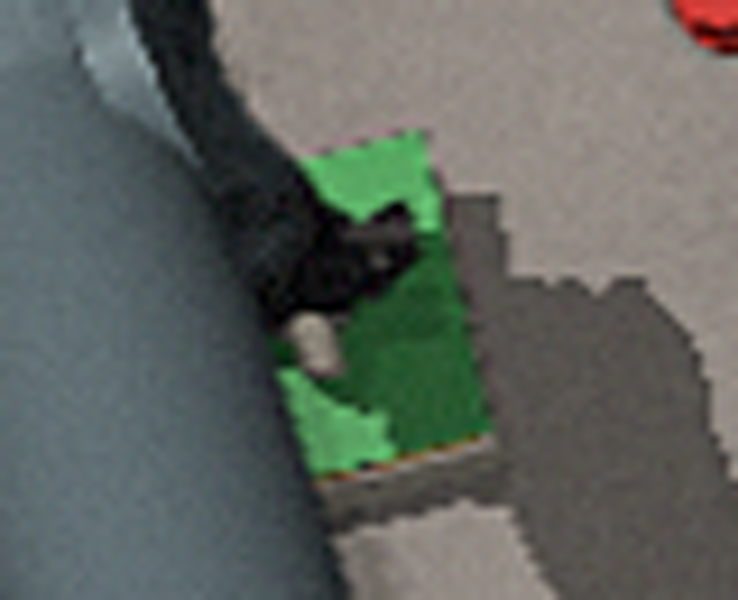

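```bash
python3 - <<'E'
from meas import *
p,R,s=cur();z=p[2]-.0217
S=lambda a:mm(275,140,10,a);T=lambda a:mm(145,150,9.230769,a)
W={k:onz("scene",S(a),z) for k,a in(("ln",(188,358)),("hn",(590,423)),("hf",(632,230)),("lf",(250,180)))}
for k in W: print(k,W[k][:2])
print("ctr",sum(W.values())/4, "tcp",p)
for a,b,o in(("ln","hn",0),("lf","hf",0),("ln","lf",90),("hn","hf",90)):
    v=W[b]-W[a];print(a,b,np.linalg.norm(v),np.degrees(np.arctan2(v[1],v[0]))-o)
for k,a in(("T hn",(430,130)),("T ln",(493,436))): print(k,onz("top",T(a),z)[:2])
print(tri(S((188,358)),T((493,436))),tri(S((590,423)),T((430,130))))
E
```

```text
ln [0.5354 0.2158]
hn [0.6708 0.2453]
hf [0.6425 0.3683]
lf [0.5063 0.3336]
ctr [0.5888 0.2907 0.0973] tcp [0.5887 0.2964 0.119 ]
ln hn 0.13864141546707537 12.322504465968665
lf hf 0.14054637839228773 14.293468549848019
ln lf 0.12134458812020146 13.841088391774647
hn hf 0.12614348761401625 12.95567044986602
T hn [0.6693 0.2455]
T ln [0.5297 0.2162]
(array([0.5321, 0.2179, 0.0944]), np.float64(0.004455630933215697)) (array([0.6701, 0.2459, 0.0965]), np.float64(0.0011571209607191477))
```

```bash
python3 - <<'E'
from meas import *
I=cv2.imread("pics/scene23.png")
i=I[168:196,285:342];cv2.imwrite("pics/z23.png",cv2.resize(i,None,fx=14,fy=14,interpolation=cv2.INTER_NEAREST))
J=cv2.imread("pics/top23.png")
i=J[158:206,172:204];cv2.imwrite("pics/zt23.png",cv2.resize(i,None,fx=12,fy=12,interpolation=cv2.INTER_NEAREST))
E
```

```text
(no output)
```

View pics/z23.png

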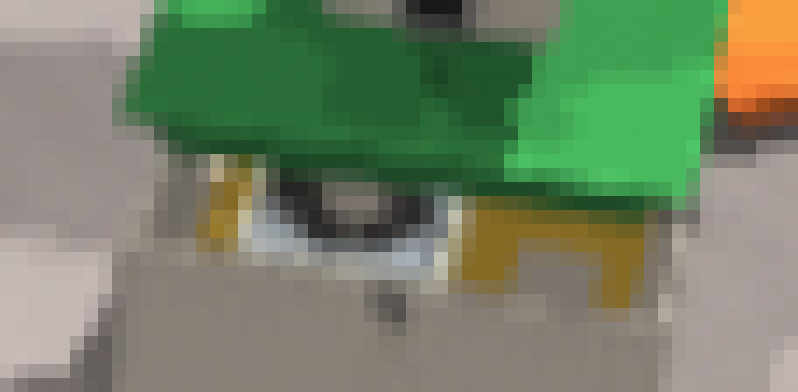

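View pics/zt23.png

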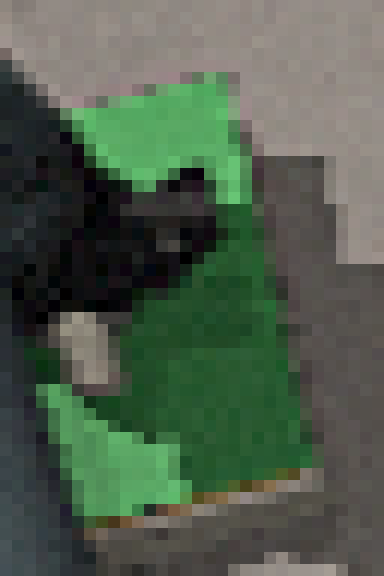

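move_arm --targets '[{"grip": 240, "x": 0.03, "y": 0.11, "z": 0.8, "ax": 0, "ay": 0, "az": 0}, {"grip": 240, "x": 0, "y": 0, "z": 0.8, "ax": 0, "ay": 0, "az": 0}, {"grip": 240, "x": 0, "y": 0, "z": 0.3, "ax": 0, "ay": 0, "az": 0}, {"grip": 240, "x": 0, "y": 0, "z": 0, "ax": 0, "ay": 0, "az": 0}, {"grip": 240, "x": 0, "y": 0, "z": 0, "ax": 0, "ay": 0, "az": 0}]'

```text
clock: 31.73
tool_pos: [0.5872, 0.2974, 0.0986]
ee_rot: [0.0, -0.117, 0.993, -0.001]
force: [0.5, 0.1, -0.9]
opening: 0.174
```

```bash
python3 - <<'E'
from meas import *
st()
for n in("scene","top"):
    I=optics.snapshot(n);cv2.imwrite(f"pics/{n}24.png",I);crop(I,*((285,150,345,200) if n=="scene" else (150,150,215,215)),n+"24c")
E
```

```text
t 31.73 p [0.5872 0.2974 0.0986] x [-0.9728 -0.2318 -0.    ] z [ 0.0004 -0.0016 -1.    ] q [ 0.3732  0.6205  0.0762  1.0267 -0.0017  0.1392] F [ 0.5  0.1 -0.9] op 0.174
scene24c scale 12.0
top24c scale 9.23076923076923
```

View pics/scene24c.png

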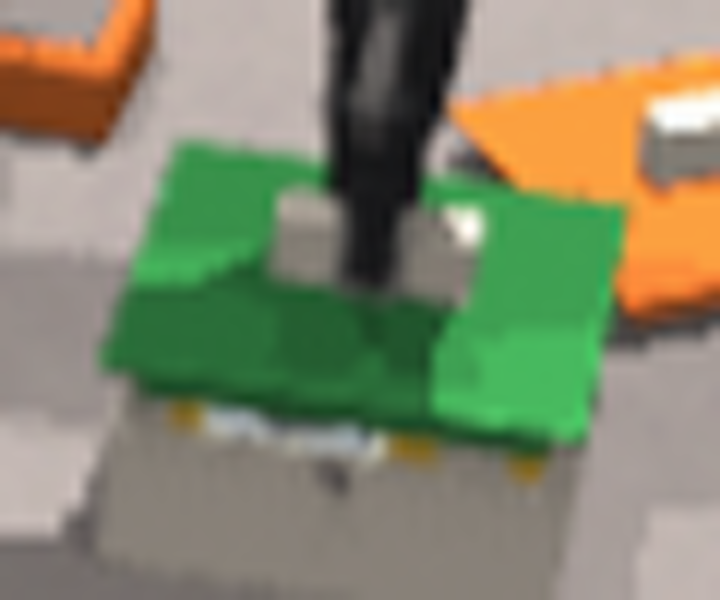

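View pics/top24c.png

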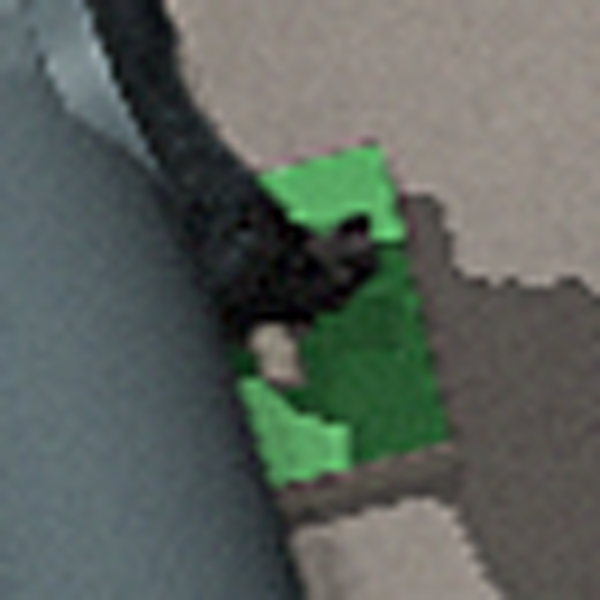

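move_arm --targets '[{"grip": 240, "x": 0, "y": 0, "z": 0.3, "ax": 0, "ay": 0, "az": 0}, {"grip": 240, "x": 0, "y": 0, "z": 0.3, "ax": 0, "ay": 0, "az": 0}, {"grip": 240, "x": 0, "y": 0, "z": 0.2, "ax": 0, "ay": 0, "az": 0}, {"grip": 240, "x": 0, "y": 0, "z": 0, "ax": 0, "ay": 0, "az": 0}, {"grip": 240, "x": 0, "y": 0, "z": 0, "ax": 0, "ay": 0, "az": 0}]'

```text
clock: 32.25
tool_pos: [0.5875, 0.2975, 0.0909]
ee_rot: [0.0, -0.117, 0.993, -0.001]
force: [0.0, 0.1, -0.7]
opening: 0.176
```

move_arm --targets '[{"grip": 240, "x": 0, "y": 0, "z": 0.15, "ax": 0, "ay": 0, "az": 0}, {"grip": 240, "x": 0, "y": 0, "z": 0.1, "ax": 0, "ay": 0, "az": 0}, {"grip": 240, "x": 0, "y": 0, "z": 0, "ax": 0, "ay": 0, "az": 0}]'

```text
clock: 32.5
tool_pos: [0.588, 0.2979, 0.0892]
ee_rot: [0.001, -0.117, 0.993, -0.0]
force: [-1.6, 0.4, 2.3]
opening: 0.171
```

move_arm --targets '[{"grip": 240, "x": 0, "y": 0, "z": 0.1, "ax": 0, "ay": 0, "az": 0}, {"grip": 240, "x": 0, "y": 0, "z": 0, "ax": 0, "ay": 0, "az": 0}]'

```text
clock: 32.67
tool_pos: [0.588, 0.298, 0.0888]
ee_rot: [0.001, -0.117, 0.993, -0.0]
force: [-2.0, 0.0, 5.4]
opening: 0.174
```

move_arm --targets '[{"grip": 240, "x": 0, "y": 0, "z": 0.1, "ax": 0, "ay": 0, "az": 0}, {"grip": 240, "x": 0, "y": 0, "z": 0, "ax": 0, "ay": 0, "az": 0}]'

```text
clock: 32.83
tool_pos: [0.5882, 0.2982, 0.0883]
ee_rot: [0.002, -0.117, 0.993, -0.0]
force: [-3.9, 0.7, 6.8]
opening: 0.172
```

move_arm --targets '[{"grip": 240, "x": 0.08, "y": -0.03, "z": 0.05, "ax": 0, "ay": 0, "az": 0}, {"grip": 240, "x": 0, "y": 0, "z": 0.05, "ax": 0, "ay": 0, "az": 0}, {"grip": 240, "x": 0, "y": 0, "z": 0, "ax": 0, "ay": 0, "az": 0}]'

```text
clock: 33.08
tool_pos: [0.588, 0.298, 0.0878]
ee_rot: [0.002, -0.117, 0.993, 0.0]
force: [-1.8, 1.4, 8.6]
opening: 0.175
```

```bash
python3 - <<'E'
from meas import *
st();print(cur()[2]["moment"])
E
```

```text
t 33.08 p [0.588  0.298  0.0878] x [-0.9726 -0.2323 -0.0047] z [ 0.0046  0.001  -1.    ] q [ 0.3732  0.6264  0.0573  0.997  -0.0008  0.1388] F [-1.8  1.4  8.6] op 0.175
[0.1359 0.3548 0.0537]
```

move_arm --targets '[{"grip": 240, "x": 0.03, "y": 0, "z": 0.1, "ax": 0, "ay": 0, "az": 0}, {"grip": 240, "x": 0, "y": 0, "z": 0.05, "ax": 0, "ay": 0, "az": 0}, {"grip": 240, "x": 0, "y": 0, "z": 0, "ax": 0, "ay": 0, "az": 0}]'

```text
clock: 33.33
tool_pos: [0.5882, 0.298, 0.0867]
ee_rot: [0.003, -0.117, 0.993, 0.0]
force: [-2.9, 0.2, 8.5]
opening: 0.176
```

move_arm --targets '[{"grip": 240, "x": 0, "y": 0, "z": 0.1, "ax": 0, "ay": 0, "az": 0}, {"grip": 240, "x": 0, "y": 0, "z": 0.05, "ax": 0, "ay": 0, "az": 0}, {"grip": 240, "x": 0, "y": 0, "z": 0, "ax": 0, "ay": 0, "az": 0}]'

```text
clock: 33.58
tool_pos: [0.5882, 0.298, 0.0846]
ee_rot: [0.003, -0.117, 0.993, 0.0]
force: [0.5, 1.0, 5.4]
opening: 0.172
```

move_arm --targets '[{"grip": 240, "x": 0, "y": 0, "z": 0.15, "ax": 0, "ay": 0, "az": 0}, {"grip": 240, "x": 0, "y": 0, "z": 0.15, "ax": 0, "ay": 0, "az": 0}, {"grip": 240, "x": 0, "y": 0, "z": 0, "ax": 0, "ay": 0, "az": 0}]'

```text
clock: 33.83
tool_pos: [0.5871, 0.2976, 0.0795]
ee_rot: [0.001, -0.117, 0.993, -0.0]
force: [1.5, 2.1, -3.5]
opening: 0.174
```

move_arm --targets '[{"grip": 240, "x": 0, "y": 0, "z": 0.15, "ax": 0, "ay": 0, "az": 0}, {"grip": 240, "x": 0, "y": 0, "z": 0.15, "ax": 0, "ay": 0, "az": 0}, {"grip": 240, "x": 0, "y": 0, "z": 0, "ax": 0, "ay": 0, "az": 0}]'

```text
clock: 34.08
tool_pos: [0.587, 0.2974, 0.0778]
ee_rot: [0.001, -0.117, 0.993, -0.0]
force: [-1.9, 1.1, 6.9]
opening: 0.176
```

move_arm --targets '[{"grip": 240, "x": 0, "y": 0, "z": 0.1, "ax": 0, "ay": 0, "az": 0}, {"grip": 240, "x": 0, "y": 0, "z": 0.1, "ax": 0, "ay": 0, "az": 0}, {"grip": 240, "x": 0, "y": 0, "z": 0, "ax": 0, "ay": 0, "az": 0}, {"grip": 240, "x": 0, "y": 0, "z": 0, "ax": 0, "ay": 0, "az": 0}]'

```text
clock: 34.42
tool_pos: [0.587, 0.2975, 0.0778]
ee_rot: [0.002, -0.117, 0.993, -0.0]
force: [-5.3, -0.5, 17.7]
opening: 0.173
```

```bash
python3 - <<'E'
from meas import *
st();print(cur()[2]["moment"])
I=optics.snapshot("scene");crop(I,285,150,345,200,"scene25c")
E
```

```text
t 34.42 p [0.587  0.2975 0.0778] x [-0.9727 -0.2321 -0.0034] z [ 0.0035  0.0001 -1.    ] q [ 0.3732  0.6333  0.0418  0.9761 -0.0012  0.1389] F [-5.3 -0.5 17.7] op 0.173
[-0.0636  1.1346  0.0341]
scene25c scale 12.0
```

View pics/scene25c.png

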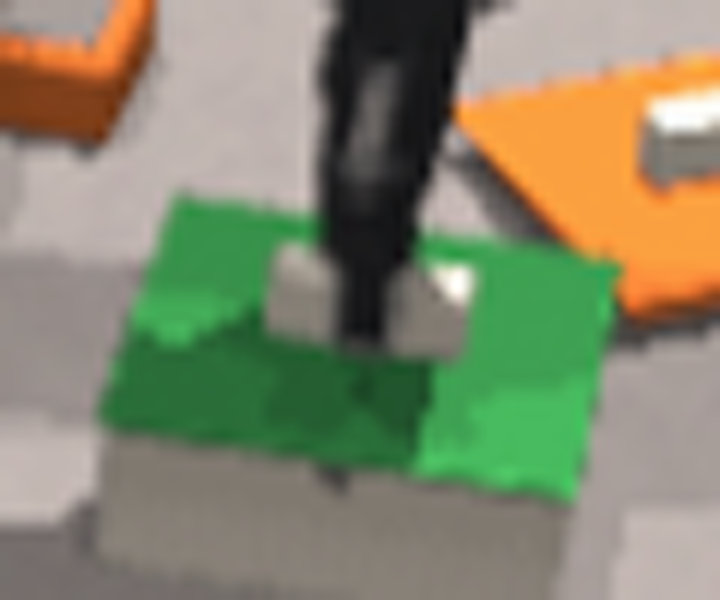

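move_arm --targets '[{"grip": 240, "x": 0, "y": 0, "z": -0.2, "ax": 0, "ay": 0, "az": 0}, {"grip": 200, "x": 0, "y": 0, "z": 0, "ax": 0, "ay": 0, "az": 0}, {"grip": 150, "x": 0, "y": 0, "z": 0, "ax": 0, "ay": 0, "az": 0}, {"grip": 110, "x": 0, "y": 0, "z": 0, "ax": 0, "ay": 0, "az": 0}, {"grip": 110, "x": 0, "y": 0, "z": 0, "ax": 0, "ay": 0, "az": 0}, {"grip": 110, "x": 0, "y": 0, "z": -0.5, "ax": 0, "ay": 0, "az": 0}, {"grip": 110, "x": 0, "y": 0, "z": -1.5, "ax": 0, "ay": 0, "az": 0}, {"grip": 110, "x": 0, "y": 0, "z": -3, "ax": 0, "ay": 0, "az": 0}, {"grip": 110, "x": 0, "y": 0, "z": -3, "ax": 0, "ay": 0, "az": 0}, {"grip": 110, "x": 0, "y": 0, "z": -3, "ax": 0, "ay": 0, "az": 0}, {"grip": 110, "x": 0, "y": 0, "z": -1, "ax": 0, "ay": 0, "az": 0}]'

```text
clock: 35.38
tool_pos: [0.5886, 0.2978, 0.2021]
ee_rot: [0.004, -0.117, 0.993, 0.0]
force: [0.8, 0.3, 0.9]
opening: 0.571
```

move_arm --targets '[{"grip": 110, "x": 3, "y": -2, "z": 0, "ax": 0, "ay": 0, "az": 0}, {"grip": 110, "x": 3, "y": -2.5, "z": 0, "ax": 0, "ay": 0, "az": 0}, {"grip": 110, "x": 3, "y": -2.5, "z": 0, "ax": 0, "ay": 0, "az": 0}, {"grip": 110, "x": 2, "y": -2.5, "z": 0, "ax": 0, "ay": 0, "az": 0}, {"grip": 110, "x": 1, "y": -2.5, "z": 0, "ax": 0, "ay": 0, "az": 0}, {"grip": 110, "x": 0, "y": -2.5, "z": 0, "ax": 0, "ay": 0, "az": 0}, {"grip": 110, "x": 0, "y": -2, "z": 0, "ax": 0, "ay": 0, "az": 0}, {"grip": 110, "x": 0, "y": 0, "z": 0, "ax": 0, "ay": 0, "az": 0}, {"grip": 110, "x": 0, "y": 0, "z": 0, "ax": 0, "ay": 0, "az": 0}]'

```text
clock: 36.13
tool_pos: [0.508, 0.108, 0.1965]
ee_rot: [0.0, -0.116, 0.993, -0.001]
force: [0.3, 0.4, 0.0]
opening: 0.57
```

```bash
python3 - <<'E'
from meas import *
st()
for n in("scene","top"):
    I=optics.snapshot(n);cv2.imwrite(f"pics/{n}26.png",I);crop(I,*((285,150,345,205) if n=="scene" else (150,155,215,215)),n+"26c")
    cv2.imwrite(f"pics/{n}26b.png",cv2.resize(I,(800,600)))
    J=cv2.imread(f"pics/{n}0.png")
    for nm,lo,hi in(("red",(0,180,80),(5,255,255)),("orange",(8,150,120),(17,255,255))):
        for K in(J,I):
            print(n,nm,[(np.round(cv2.minAreaRect(c)[0],1).tolist(),cv2.contourArea(c)) for c in blobs(mask(K,lo,hi),80)[:3]])
E
```

```text
t 36.13 p [0.508  0.108  0.1965] x [-0.9733 -0.2297 -0.0008] z [ 0.001  -0.0009 -1.    ] q [ 0.0879  0.2867 -0.189   1.0942 -0.001  -0.1439] F [0.3 0.4 0. ] op 0.57
scene26c scale 10.909090909090908
scene red [([344.5, 229.7], 297.5), ([6.0, 32.0], 209.0)]
scene red [([344.5, 229.7], 297.5), ([6.0, 32.0], 213.0)]
scene orange [([345.6, 164.0], 575.5), ([280.9, 151.9], 247.5), ([313.0, 276.2], 96.0)]
scene orange [([345.6, 163.9], 565.0), ([287.9, 153.1], 124.0), ([313.0, 276.3], 98.5)]
top26c scale 10.0
top red [([223.5, 147.0], 130.0)]
top red [([224.4, 146.3], 111.0)]
top orange [([136.3, 178.2], 836.5), ([143.3, 238.8], 443.0)]
top orange [([136.4, 178.1], 835.5), ([143.3, 238.8], 445.0)]
```

View pics/scene26c.png

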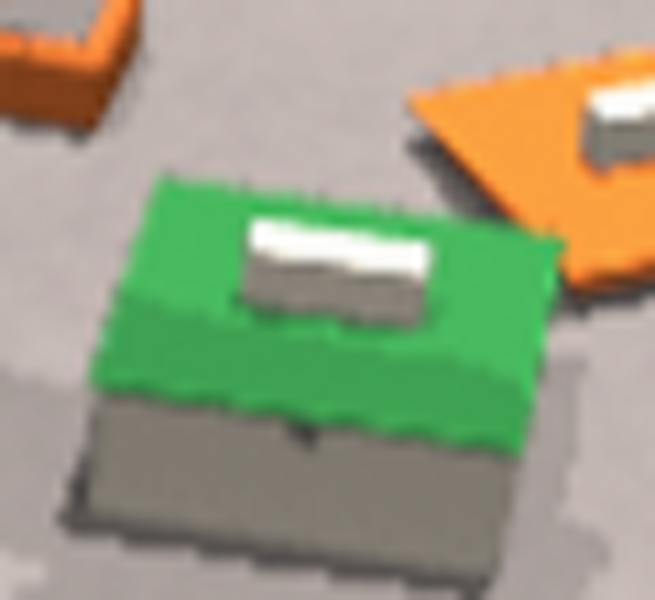

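View pics/top26b.png

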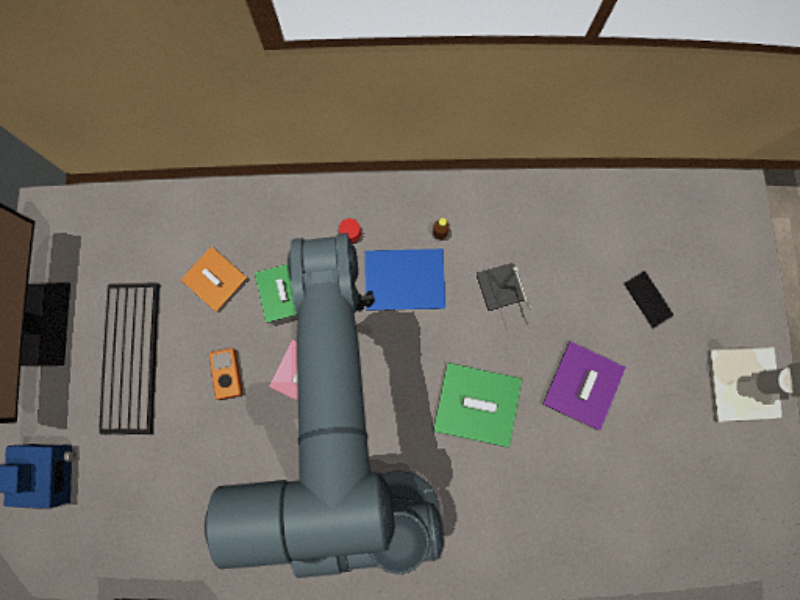

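View pics/top26c.png

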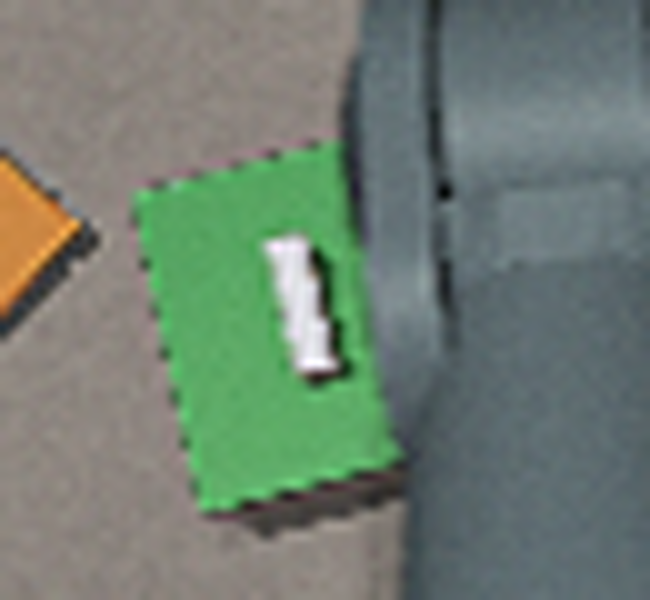

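```bash
python3 - <<'E'
from meas import *
S=lambda a:mm(285,150,10.90909,a);T=lambda a:mm(150,155,10,a)
for k,a,b in(("lf(-x,+y)",(163,174),(203,515)),("hf(+x,+y)",(566,238),(135,193)),("ln(-x,-y)",(95,384),(402,458)),("h+x",(431,244),(284,236)),("h-x",(250,222),(320,372))):
    print(k,*tri(S(a),T(b)))
for a in((163,174),(566,238),(520,448),(95,384)): print(onz("scene",S(a),.056)[:2])
E
```

```text
lf(-x,+y) [0.5027 0.342  0.0558] 0.00457219218942228
hf(+x,+y) [0.6404 0.3735 0.0549] 0.0014832578665712652
ln(-x,-y) [0.5237 0.26   0.0265] 0.009524684801525345
h+x [0.614  0.3031 0.0849] 0.003912136726739094
h-x [0.5565 0.2874 0.0844] 0.00430423980483533
[0.5044 0.3436]
[0.6414 0.3725]
[0.6691 0.2511]
[0.5363 0.2181]
```

move_arm --targets '[{"grip": 110, "x": 1, "y": -3, "z": 0, "ax": 0, "ay": 0, "az": 0}, {"grip": 110, "x": 1, "y": -3, "z": 0, "ax": 0, "ay": 0, "az": 0}, {"grip": 110, "x": 1, "y": -3, "z": 0, "ax": 0, "ay": 0, "az": 0}, {"grip": 110, "x": 0, "y": -3, "z": 0, "ax": 0, "ay": 0, "az": 0}, {"grip": 110, "x": 0, "y": -3, "z": 0, "ax": 0, "ay": 0, "az": 0}, {"grip": 110, "x": 0, "y": 0, "z": 0, "ax": 0, "ay": 0, "az": 0}, {"grip": 110, "x": 0, "y": 0, "z": 0, "ax": 0, "ay": 0, "az": 0}]'

```text
clock: 36.82
tool_pos: [0.514, -0.0442, 0.1967]
ee_rot: [0.001, -0.116, 0.993, -0.0]
force: [-0.1, -0.0, -0.3]
opening: 0.564
```

```bash
python3 - <<'E'
from meas import *
for n in("scene","top"):
    I=optics.snapshot(n);cv2.imwrite(f"pics/{n}27.png",I);crop(I,*((285,150,345,205) if n=="scene" else (150,155,215,215)),n+"27c")
    J=cv2.imread(f"pics/{n}0.png")
    for nm,lo,hi in(("red",(0,180,80),(5,255,255)),("orange",(8,150,120),(17,255,255)),("ycap",(24,120,80),(34,255,255))):
        for K in(J,I): print(n,nm,[(np.round(cv2.minAreaRect(c)[0],1).tolist(),cv2.contourArea(c)) for c in blobs(mask(K,lo,hi),15)[:3]])
E
```

```text
scene27c scale 10.909090909090908
scene red [([344.5, 229.7], 297.5), ([6.0, 32.0], 209.0)]
scene red [([344.5, 229.7], 297.5), ([6.0, 32.0], 215.0)]
scene orange [([345.6, 164.0], 575.5), ([280.9, 151.9], 247.5), ([313.0, 276.2], 96.0)]
scene orange [([345.6, 164.2], 564.5), ([281.0, 152.1], 254.0), ([313.0, 276.3], 103.0)]
scene ycap [([203.5, 253.0], 50.5), ([314.5, 266.5], 30.5)]
scene ycap [([314.5, 266.5], 30.0)]
top27c scale 10.0
top red [([223.5, 147.0], 130.0)]
top red [([223.6, 147.2], 129.0)]
top orange [([136.3, 178.2], 836.5), ([143.3, 238.8], 443.0)]
top orange [([136.3, 178.1], 830.5), ([143.3, 238.8], 444.0)]
top ycap []
top ycap []
```

View pics/top27c.png

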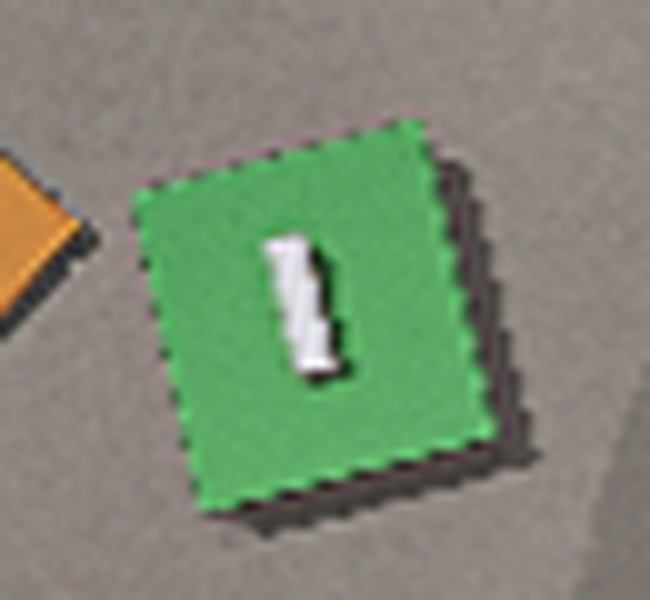

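View pics/scene27c.png

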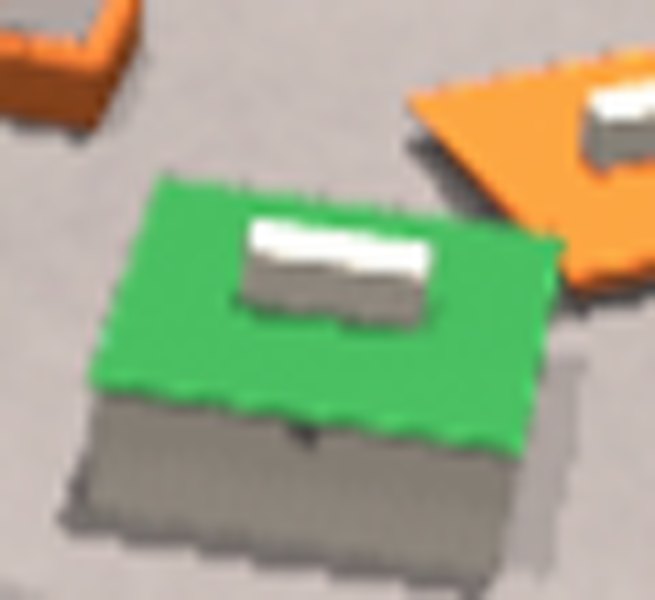

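```bash
python3 - <<'E'
from meas import *
S=lambda a:mm(285,150,10.90909,a);T=lambda a:mm(150,155,10,a)
for k,a,b in(("-x+y",(161,174),(203,515)),("+x+y",(566,240),(134,193)),("-x-y",(95,382),(496,436)),("+x-y",(522,450),(422,120))):
    print(k,*tri(S(a),T(b)))
manip.close_job()
E
```

```text
-x+y [0.5024 0.3418 0.0559] 0.0038974395782276185
+x+y [0.6405 0.3741 0.0538] 0.0011112458546409367
-x-y [0.5334 0.2194 0.0544] 0.004440106275824361
+x-y [0.669  0.2509 0.0551] 0.0017185364023220783
the job is handed in; nothing more can be done
```

The job is done and handed in at about 37 s. The fan pack is flat in the tub, with the small green lid snapped on and fully home.

**What I did:** I gripped the pack by its clear box, followed the peg out and over its upturned tip, and laid it flat on the blue mat and let go. Then I picked it up again, put it flat into the tub, and pressed the lid down.

**First grasp missed:** the fingers were too shallow and turned the hanging pack on the peg by about 12° before I reopened them. The second grasp held, and nothing was dropped.

**Last checks:**
- **Lid seating:** as I pressed, the force peaked at about 9 N and then fell as the lid snapped past the catches. The lid then stopped hard at the expected height under about 18 N.
- **Lid level:** the four lid corners measured 53.8 to 55.9 mm high from the two camera views, against 56 mm nominal. That spread is within camera error, so I read the lid as level. Rays from the two views missed each other by up to 4.4 mm at two of the corners.
- **Handle height:** an earlier two-view check put the handle top at about 84.5 mm instead of 80 mm. I took that as reading error because the hard stop height matched.
- **Other objects:** the multimeter and spool, compared in both views, and the bottle, compared in the scene view only, are where they started to within about 0.2 pixel.
- **Arm:** it ended clear of everything.

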